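# Put the instrument test rack into service

### The arm

A 7-joint arm with a two-finger parallel gripper is mounted at the origin on the work surface. World frame = base frame: x ahead of the robot, y to its left, z up, the work surface at z = 0. Lengths are in m, angles in degrees, forces in N, time in s.
With the tool pointing down it reaches from about 0.425 to 0.875 m from the base axis. Payload 4.7 kg.
Tool frame: the origin (TCP) lies on the front face of the gripper's body, between the roots of the fingers; the fingertips stand 70 mm ahead of it and the grasp point (between the pads) lies 51 mm ahead of it; z points along the fingers, y is the direction in which the jaws open and shut (so a half turn about z gives the same grasp; the last joint's range is limited). The gripper opens to 87 mm and grips with 3 to 60 N. Pads are 19 mm wide; open, the fingers measure 117 mm over their backs; the gripper's body (75 mm by 190 mm) begins 51 mm behind the grasp point.
Start: joints at [-65.598, 18.392, -4.016, 83.108, 1.295, 78.541, -3.26], TCP at [0.26, 0.596, 0.292] pointing down, gripper open.
Joint ranges: [-163.93, 163.93], [-17.29, 119.83], [-79.2, 71.16], [3.27, 140.29], [-89.18, 269.18], [5.43, 117.66], [-154.24, 154.24]. Speed limits (degrees/s): [147.25, 147.25, 180, 180, 180, 180, 180].

### API

Orientations are given as [roll, pitch, yaw] about the fixed x, y, z axes, in that order (R = Rz(yaw) Ry(pitch) Rx(roll)).
In Python, from cell import env gives the robot as it stands.
- The arm moves only by the tool drive_tool, never from a script. Its argument "commands" is a list of rows, each a list of 7 numbers: the shift along the tool's x, y, z in cm, then the turn, a rotation vector about the tool's x, y, z in degrees, then the opening, from 0 (shut) to 1 (fully open). In form: [[tx, ty, tz, rx, ry, rz, hand], ...]. A call has 1 to 20 rows; each row shifts and turns the commanded pose from where the row before left it, along the tool's axes as they then stand; what a row does not reach is not made up. A row lasts 1/12 s, in which the tool goes at most 41.7 mm and 7.16 degrees, less where a joint would pass 70% of its speed; a pose out of reach is approached as far as the arm can. A call is refused whole if a number of a shift passes 4.17 or a number of a turn 7.16, either way. A call with a gripper value outside its range is refused whole. The fingers move at their own pace and stop on an object; "force" is the grip in N (left out, the last holds). Time passes only in rows, so rows that do not move let the fingers close. It gives the time, the measured TCP pose, the force and the opening at its end, in the units of the state.
- env.get_obs(): the state, without advancing time (a new reading comes with each control period).
- env.read_camera(name): name is "scene" or "side" or "wrist"; returns a dict with "img" (420x560x3 uint8, blue, green, red), "mtx" (3x3 intrinsics, pixels), "pose" (4x4, takes a point from camera to world coordinates). Camera axes: x right, y down, z forward; pixel columns grow to the right and rows downward; lengths in m; the calibration is good to about 2 mm. The wrist camera is an equidistant fisheye: a pixel r from the principal point sees the ray r / f radians off the axis. A picture is of the moment at which its call begins. There is no depth.
- env.sign_off(): hands the job in, once; it reports no verdict.
The state is a dict: "time_s": time; "qpos": joint angles; "joint_velocities": joint speeds; "effort": joint torques, N m; "tool_pos": TCP position; "tool_rot": TCP orientation; "force": force on the tool from outside, world axes, zero at the start; "wrist_torque": the same for the moment, N m; "grip_width": finger opening in m.
Only numpy, scipy, OpenCV 4.12 (cv2) and the standard library are available. Lean on these libraries where they do the work, as an engineer would, in place of code of your own. Each camera call takes 0.05 s, during which the arm holds its last target.

### The job

First take the cover plate off the test rack's rail by lifting it until its keyholes clear the two screw heads and drawing it off, and hang it by its loop handle in both prongs of the double hook at the side. Then hang every gauge panel that lies on the bench on the rack: hook its lip over the rail and swing it down and draw it towards you, so that it hangs straight and flat, face to the robot, with the flange of its lip snug behind the rail and its foot against the lower beam. Leave the display gauge where it stands.

Things in the scene. Friction and masses are not known exactly. Their poses are not given: they have to be found in the camera images.
- panel1: Gauge panel (may be absent): grey steel plate 120 x 84 x 5 mm, 0.3 kg, with one large round dial near the top and one small dial near the bottom; lies face up. +x to its top edge, y across, +z out of the face. Origin: mid-outline, on the plane of the backs of lip and foot (its underside); plate at z 38-43 mm. Foot 38 mm deep behind the bottom edge. Hung home: x up, face to the robot, origin 56 mm below and 6.5 mm behind the rail's top centre line.
- panel1_handle (a point): Middle of this panel's bow handle: a round 12 mm steel bar along the panel's y, 42 mm off the face (panel x -5, z 85 mm), 56 mm clear between its legs; it can turn between lightly squeezed fingers. Axes as the panel.
- panel1_lip (a point): Underside of this panel's lip web, mid-channel (panel x 56, z 21 mm). The lip, 60 mm wide, at the top edge behind the plate: 4 mm web, then a 4 mm flange turned down 8 mm (panel x 48-56, z 0-4 mm), leaving a 34 mm wide channel (z 4-38 mm), open towards the bottom edge, for the rail. Hung home: web on the rail's top edge, flange snug behind the rail (pushed back it would lean).
- panel2: Gauge panel (may be absent): grey steel plate 120 x 84 x 5 mm, 0.3 kg, with two equal dials side by side near the top; lies face up. +x to its top edge, y across, +z out of the face. Origin: mid-outline, on the plane of the backs of lip and foot (its underside); plate at z 38-43 mm. Foot 38 mm deep behind the bottom edge. Hung home: x up, face to the robot, origin 56 mm below and 6.5 mm behind the rail's top centre line.
- panel2_handle (a point): Middle of this panel's bow handle: a round 12 mm steel bar along the panel's y, 42 mm off the face (panel x -5, z 85 mm), 56 mm clear between its legs; it can turn between lightly squeezed fingers. Axes as the panel.
- panel2_lip (a point): Underside of this panel's lip web, mid-channel (panel x 56, z 21 mm). The lip, 60 mm wide, at the top edge behind the plate: 4 mm web, then a 4 mm flange turned down 8 mm (panel x 48-56, z 0-4 mm), leaving a 34 mm wide channel (z 4-38 mm), open towards the bottom edge, for the rail. Hung home: web on the rail's top edge, flange snug behind the rail (pushed back it would lean).
- panel3: Gauge panel (may be absent): grey steel plate 120 x 84 x 5 mm, 0.3 kg, with one large round dial near the top and two small black knobs near the bottom; lies face up. +x to its top edge, y across, +z out of the face. Origin: mid-outline, on the plane of the backs of lip and foot (its underside); plate at z 38-43 mm. Foot 38 mm deep behind the bottom edge. Hung home: x up, face to the robot, origin 56 mm below and 6.5 mm behind the rail's top centre line.
- panel3_handle (a point): Middle of this panel's bow handle: a round 12 mm steel bar along the panel's y, 42 mm off the face (panel x -5, z 85 mm), 56 mm clear between its legs; it can turn between lightly squeezed fingers. Axes as the panel.
- panel3_lip (a point): Underside of this panel's lip web, mid-channel (panel x 56, z 21 mm). The lip, 60 mm wide, at the top edge behind the plate: 4 mm web, then a 4 mm flange turned down 8 mm (panel x 48-56, z 0-4 mm), leaving a 34 mm wide channel (z 4-38 mm), open towards the bottom edge, for the rail. Hung home: web on the rail's top edge, flange snug behind the rail (pushed back it would lean).
- panel4: Gauge panel (may be absent): grey steel plate 120 x 84 x 5 mm, 0.3 kg, with a wide black window near the top and one small dial near the bottom; lies face up. +x to its top edge, y across, +z out of the face. Origin: mid-outline, on the plane of the backs of lip and foot (its underside); plate at z 38-43 mm. Foot 38 mm deep behind the bottom edge. Hung home: x up, face to the robot, origin 56 mm below and 6.5 mm behind the rail's top centre line.
- panel4_handle (a point): Middle of this panel's bow handle: a round 12 mm steel bar along the panel's y, 42 mm off the face (panel x -5, z 85 mm), 56 mm clear between its legs; it can turn between lightly squeezed fingers. Axes as the panel.
- panel4_lip (a point): Underside of this panel's lip web, mid-channel (panel x 56, z 21 mm). The lip, 60 mm wide, at the top edge behind the plate: 4 mm web, then a 4 mm flange turned down 8 mm (panel x 48-56, z 0-4 mm), leaving a 34 mm wide channel (z 4-38 mm), open towards the bottom edge, for the rail. Hung home: web on the rail's top edge, flange snug behind the rail (pushed back it would lean).
- rail_mid (a point): Middle of the top edge of the test rack's rail, 220 mm above the bench. x horizontal, square to the rail, away from the robot side; y along the rail; z up. The rail is an upright flat steel strip 5 mm thick (x -2.5 to +2.5 mm), 45 mm tall, 440 mm long, a post at each end. Fixed; place and yaw vary; room for four panels side by side.
- beam_mid (a point): Middle of the top edge of the front face of the rack's lower beam, 40 mm tall, on which hung panels rest their feet: 88 mm below rail_mid and 6.5 mm behind it. Axes as rail_mid.
- screw_mid (a point): Midway between the two screws on the rail's front face: 25 mm below rail_mid, the screws at y = -55 and +55 mm. Each has a 6 mm shank, 9.5 mm long, then a round head 16 mm wide and 4 mm thick, pointing to -x. Axes as rail_mid.
- cover: Cover plate, bare aluminium, 170 wide x 100 tall x 5 mm, 0.35 kg, hung on the two screws by keyholes at its y = -55 and +55 mm: slot 10 mm wide with its top end at z 72 mm, leading down to an opening 26 mm wide at z 26-54 mm. It comes off when raised 28 mm (23 to 34), then drawn over 20 mm to the robot. Origin: middle of bottom edge; x away from the robot, y across, z up.
- cover_handle (a point): Middle of the cover's loop handle: a horizontal round 10 mm bar along the cover's y, 160 mm above its bottom edge (60 mm above its top edge), 100 mm clear between its two legs. Axes as the cover.
- hook_seat (a point): Fixed stand with a double hook, left or right of the rack: two upturned 8 mm prongs 64 mm apart along y, pointing to -x (robot side) from a cross bar and post 55 mm behind. The point is where the axis of a 10 mm bar rests, midway between the prongs, 225 mm above the bench. Prong tips: 22 mm nearer, 19 mm higher; cross bar 9 mm higher. x away from the robot side, z up.
- gauge_stand: Bystander: white upright display plate with one black round gauge on a foot, 100 x 130 x 132 mm, origin under its centre; on the side opposite the double hook. Leave alone.

How it is judged (in metres and radians):
On the way:
1. the cover hangs by its handle in the double hook, let go, while no panel hangs on the rail yet (x of cover_handle in the frame of hook_seat between -0.015 and 0.02 m and y of cover_handle in the frame of hook_seat between -0.025 and 0.025 m and z of cover_handle in the frame of hook_seat between -0.008 and 0.012 m and angle between cover's own z axis and vertical below 0.2 rad and linear speed of cover below 0.04 m/s and contact force between the fingers and cover below 0.05 N and not (z of panel1 in the frame of rail_mid between -0.08 and -0.03 m and angle between panel1's own x axis and vertical below 0.3 rad) and not (z of panel2 in the frame of rail_mid between -0.08 and -0.03 m and angle between panel2's own x axis and vertical below 0.3 rad) and not (z of panel3 in the frame of rail_mid between -0.08 and -0.03 m and angle between panel3's own x axis and vertical below 0.3 rad) and not (z of panel4 in the frame of rail_mid between -0.08 and -0.03 m and angle between panel4's own x axis and vertical below 0.3 rad)), for 0.2 s.
At the end, for the whole second after the job is handed in: Cover at rest in both prongs (handle within 15 mm along them, 25 mm sideways, 8 mm in height, plate within 0.2 rad of upright); every panel present at rest with its lip on the rail: within 7 mm of home height, 10 mm of home depth, 0.12 rad of upright and of square to the rail (x of cover_handle in the frame of hook_seat between -0.015 and 0.02 m and y of cover_handle in the frame of hook_seat between -0.025 and 0.025 m and z of cover_handle in the frame of hook_seat between -0.008 and 0.012 m and angle between cover's own z axis and vertical below 0.2 rad and linear speed of cover below 0.04 m/s and x of panel1 in the frame of rail_mid between -0.003 and 0.018 m and y of panel1 in the frame of rail_mid between -0.2 and 0.2 m and z of panel1 in the frame of rail_mid between -0.063 and -0.049 m and angle between each of panel1, panel2, panel3, panel4's own x axis and vertical below 0.12 rad and angle between the y axis of each of panel1, panel2, panel3, panel4 and the y axis of rail_mid, either way round below 0.12 rad and linear speed of each of panel1, panel2, panel3, panel4 below 0.03 m/s and x of panel2 in the frame of rail_mid between -0.003 and 0.018 m and y of panel2 in the frame of rail_mid between -0.2 and 0.2 m and z of panel2 in the frame of rail_mid between -0.063 and -0.049 m and x of panel3 in the frame of rail_mid between -0.003 and 0.018 m and y of panel3 in the frame of rail_mid between -0.2 and 0.2 m and z of panel3 in the frame of rail_mid between -0.063 and -0.049 m and x of panel4 in the frame of rail_mid between -0.003 and 0.018 m and y of panel4 in the frame of rail_mid between -0.2 and 0.2 m and z of panel4 in the frame of rail_mid between -0.063 and -0.049 m); the robot touches nothing.
It fails at once if the display gauge is moved more than 30 mm (distance of gauge_stand from where it was at the start of the episode above 0.03 m).
Of panel1, panel2, panel3, panel4 only 2 to 4 are there at a start; the rules pass over those that are not, and their reading is None.
At some moment in a run one of panel1, panel2, panel3, panel4 may be knocked a few centimetres aside while the robot is not near it.
It also fails if it takes over 210 s, if anything falls off the work surface, if the arm or the gripper's body presses on something with over 40 N, if the wrist force passes 120 N, or if a joint passes its speed limit or range.

## Working session

There is one attempt and no reset: what is moved stays moved. The work goes in short steps, Python scripts to look and compute and a tool call to move; the robot and the scene stay as the last step left them, time stands still between calls to the robot, and variables do not carry over. Pictures are saved under pics/ and viewed, and the job is handed in when it is done.

Besides the shell and the picture viewer there is one more tool, called after "Emit:" as name(argument=value, ...), one argument or row to a line, values as JSON. drive_tool: Moves the arm, as the interface text tells. Its arguments: {"type":"object","properties":{"commands":{"type":"array"},"force":{"type":"number"}},"required":["commands"]}

```bash
ls; mkdir -p pics
cat > h.py <<'E'
import numpy as np, cv2
from scipy.spatial.transform import Rotation as R
from cell import env
def snap(cam,name):
    c=env.read_camera(cam); cv2.imwrite('pics/'+name+'.png',c['img']); np.savez('pics/'+name+'.npz',mtx=c['mtx'],pose=c['pose'],img=c['img']); return c
E
python3 - <<'E'
from h import *
for n in ['scene','side','wrist']:
    c=snap(n,n+'0'); print(n,c['mtx'].round(1).tolist(),c['pose'].round(4).tolist())
print(env.get_obs())
E
```

```text
pics
scene [[447.4, 0.0, 276.2], [0.0, 447.4, 213.3], [0.0, 0.0, 1.0]] [[0.2378, 0.6348, -0.7351, 1.4367], [0.9713, -0.1564, 0.1792, -0.221], [-0.0012, -0.7567, -0.6538, 0.9392], [0.0, 0.0, 0.0, 1.0]]
side [[417.1, 0.0, 280.1], [0.0, 417.1, 203.5], [0.0, 0.0, 1.0]] [[0.9767, -0.1446, 0.1585, 0.4032], [-0.2142, -0.6159, 0.7581, -0.857], [-0.012, -0.7744, -0.6326, 0.9062], [0.0, 0.0, 0.0, 1.0]]
wrist [[325.2, 0.0, 281.6], [0.0, 325.2, 209.3], [0.0, 0.0, 1.0]] [[0.4, 0.8801, 0.2559, 0.1896], [0.9165, -0.3834, -0.1141, 0.6266], [-0.0023, 0.2801, -0.96, 0.3837], [0.0, 0.0, 0.0, 1.0]]
{'time_s': 0.15, 'qpos': array([-65.59749862,  18.43125089,  -4.01785139,  83.16006992,
         1.29606329,  78.54159565,  -3.25974954]), 'joint_velocities': array([ 0.08400831, -0.20671212,  0.00941876, -0.20714604,  0.04818156,
        0.01636782, -0.04502384]), 'effort': array([-6.51732153e-04, -4.91794753e+01, -4.04902054e-01, -3.12874317e+01,
       -6.39975560e-02,  4.04907984e-02,  8.85209806e-05]), 'tool_pos': array([0.26006076, 0.59535085, 0.29138021]), 'tool_rot': array([-1.79912373e+02,  5.44970958e-03,  1.56409587e+02]), 'force': array([-0.64801885,  0.04408041, -0.81343727]), 'wrist_torque': array([ 0.06187388, -0.01959103,  0.03940658]), 'grip_width': 0.08759054780821914}
```

View pics/scene0.png

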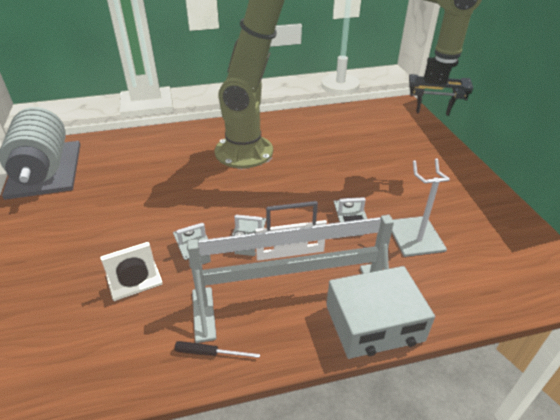

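View pics/side0.png

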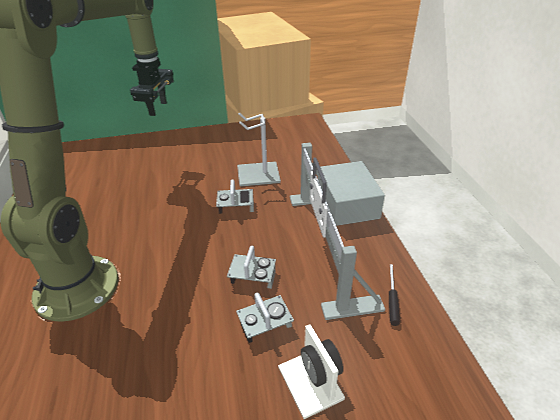

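View pics/wrist0.png

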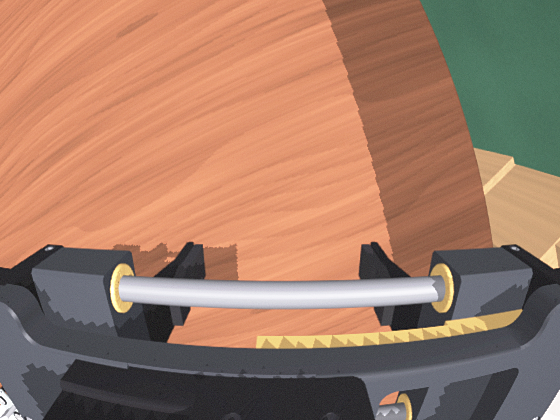

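Run:
```python
import cv2
a=cv2.imread('pics/scene0.png');cv2.imwrite('pics/s0a.png',cv2.resize(a[150:350,90:290],None,fx=4,fy=3,interpolation=2)[:600,:800])
cv2.imwrite('pics/s0b.png',cv2.resize(a[150:300,250:450],None,fx=4,fy=4,interpolation=2))
a=cv2.imread('pics/side0.png');cv2.imwrite('pics/d0a.png',cv2.resize(a[100:250,200:400],None,fx=4,fy=4,interpolation=2))
cv2.imwrite('pics/d0b.png',cv2.resize(a[230:380,210:410],None,fx=4,fy=4,interpolation=2))
```

```text
(no output)
```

View pics/s0a.png

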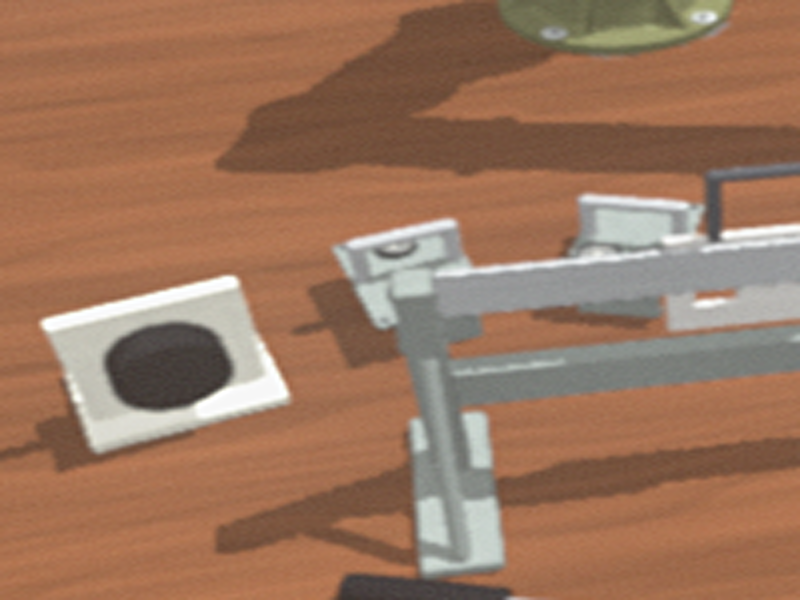

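View pics/s0b.png

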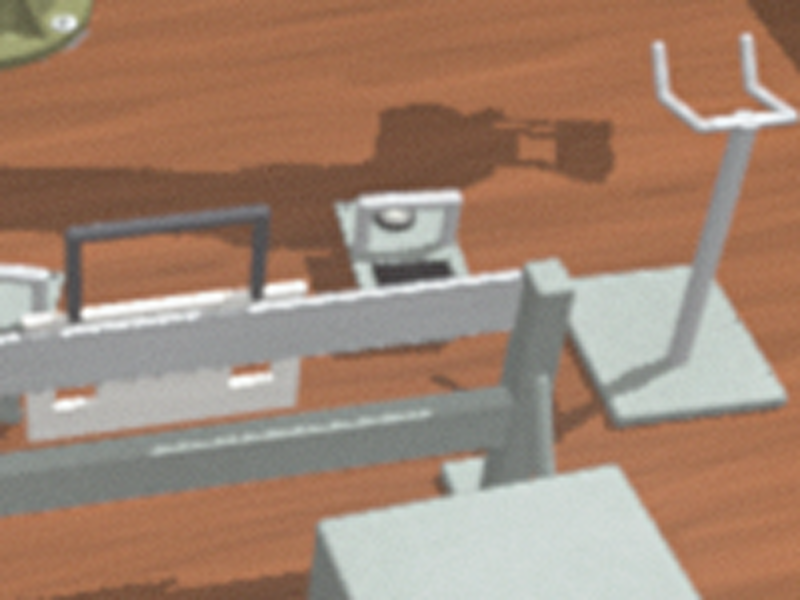

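View pics/d0a.png

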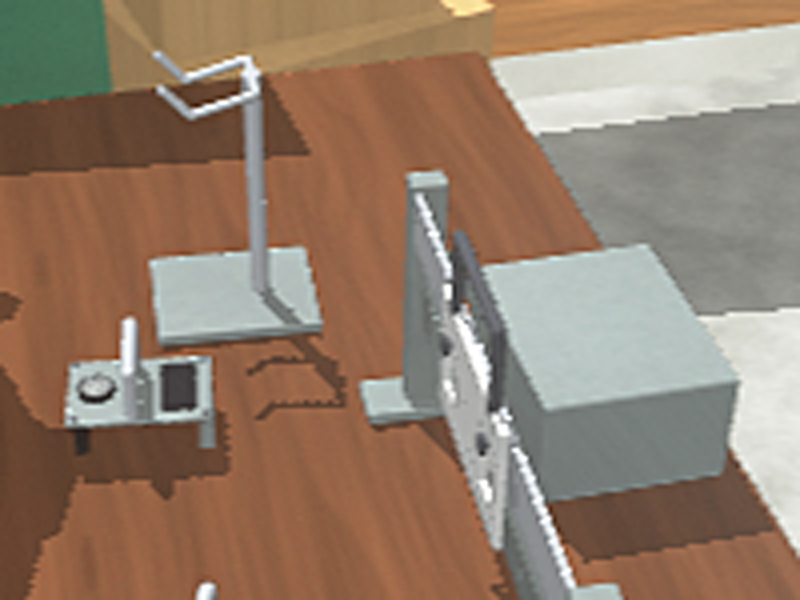

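View pics/d0b.png

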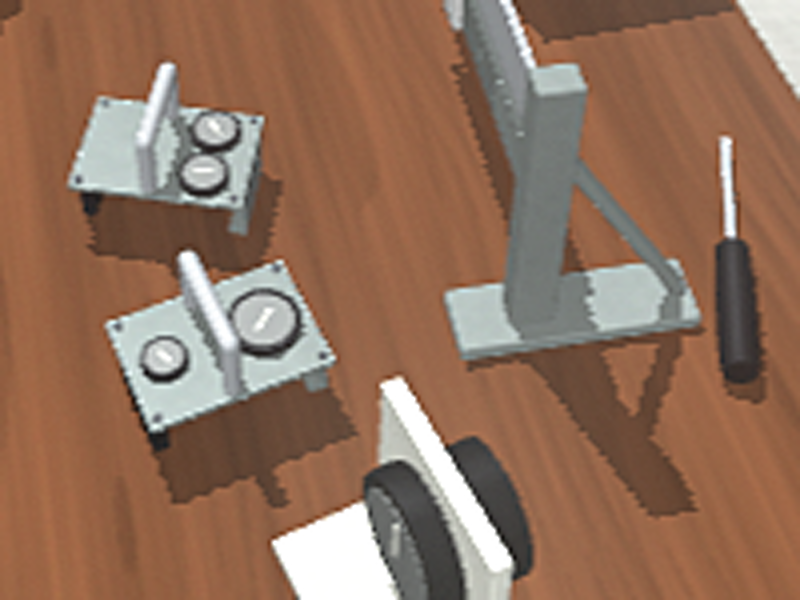

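```bash
cat >> h.py <<'E'
def load(n):
    d=np.load('pics/'+n+'.npz'); return d['mtx'],d['pose']
def onz(n,u,v,z):
    m,p=load(n); d=p[:3,:3]@np.array([(u-m[0,2])/m[0,0],(v-m[1,2])/m[1,1],1]); return p[:3,3]+d*(z-p[2,3])/d[2]
def proj(n,P,fish=False):
    m,p=load(n); q=(np.atleast_2d(P)-p[:3,3])@p[:3,:3]
    if fish:
        r=np.hypot(q[:,0],q[:,1]);s=np.arctan2(r,q[:,2])/np.maximum(r,1e-9); q=np.c_[q[:,:2]*s[:,None],np.ones(len(q))]
    q=q/q[:,2:]; return q[:,:2]*[m[0,0],m[1,1]]+m[:2,2]
E
python3 - <<'E'
from h import *
a=onz('scene0',201.25,239.3,.22);b=onz('scene0',380,218.75,.22);print('rail',a,b,np.linalg.norm(a-b))
c=onz('side0',304.5,149.25,.22);d=onz('side0',343.75,246.25,.22);print('rail side',c,d,np.linalg.norm(c-d))
S=lambda u,v:(250+u/4,150+v/4)
D=lambda u,v:(200+u/4,100+v/4)
for u,v,z in [(658,44,.244),(747,38,.244),(664,95,.225-.009),(753,88,.216)]: print('hook sc',onz('scene0',*S(u,v),z))
for u,v,z in [(156,55,.244),(160,90,.244),(184,78,.216),(193,115,.216)]: print('hook sd',onz('side0',*D(u,v),z))
# handle panel ends tops z ~.091
for u,v in [(360,195),(458,195)]: print('p4',onz('scene0',*S(u,v),.088))
F=lambda u,v:(210+u/4,230+v/4)
for n,u,v in [('p2',168,68),('p2',147,136),('p1',187,258),('p1',231,340)]: print(n,onz('side0',*F(u,v),.088))
for u,v in [(72,232),(266,210)]: print('cov',onz('scene0',*S(u,v),.305))
E
```

```text
rail [ 0.67590881 -0.21341419  0.22      ] [0.70799236 0.21548735 0.22      ] 0.4300998540904089
rail side [0.70546813 0.20712583 0.22      ] [ 0.68475126 -0.22021576  0.22      ] 0.4278434628321551
hook sc [0.53267762 0.39051114 0.244     ]
hook sc [0.54067079 0.45345949 0.244     ]
hook sc [0.55405467 0.39030572 0.216     ]
hook sc [0.56123638 0.4538655  0.216     ]
hook sd [0.53640386 0.44240833 0.244     ]
hook sd [0.53094389 0.37993365 0.244     ]
hook sd [0.55975866 0.44883025 0.216     ]
hook sd [0.55716999 0.38239241 0.216     ]
p4 [0.46061913 0.21546646 0.088     ]
p4 [0.47832958 0.28734126 0.088     ]
p2 [ 0.49245092 -0.04353644  0.088     ]
p2 [ 0.46867665 -0.10253891  0.088     ]
p1 [ 0.47714634 -0.20743632  0.088     ]
p1 [ 0.49195109 -0.27217206  0.088     ]
cov [ 0.70215893 -0.06049421  0.305     ]
cov [0.70949337 0.04878044 0.305     ]
```

Run:
```python
from h import *
S=lambda u,v:(250+u/4,150+v/4)
D=lambda u,v:(200+u/4,100+v/4)
for u,v in [(69,236),(268,211)]: print('cov',onz('scene0',*S(u,v),.286))
for u,v in [(460,240),(499,360)]: print('cov sd',onz('side0',*D(u,v),.286))
```

```text
cov [ 0.68315925 -0.05811539  0.286     ]
cov [0.68884265 0.05770246 0.286     ]
cov sd [0.68978927 0.045646   0.286     ]
cov sd [ 0.67609799 -0.08761617  0.286     ]
```

Emit:
drive_tool(
  commands=[
    [0,0,-2,0,0,0,1],
    [0,0,-2,0,0,0,1],
    [-4,0,-1,0,0,7,1],
    [-4,0,-1,0,0,7,1],
    [-4,0,-1,0,0,7,1],
    [-4,0,-1,0,0,7,1],
    [-4,0,0,0,0,7,1],
    [-4,0,0,0,0,7,1],
    [-4,0,0,0,0,7,1],
    [-4,0,0,0,0,7,1],
    [-4,0,0,0,0,7,1],
    [-4,0,0,0,0,3,1],
  ],
)

```text
time_s: 1.15
tool_pos: [0.4761, 0.285, 0.3716]
tool_rot: [-180.0, 0.0, 90.0]
force: [0.4, -0.6, -0.0]
grip_width: 0.0869
```

Emit:
drive_tool(
  commands=[
    [-3,2,-1,0,0,1,1],
    [-3,2,-1,0,0,1,1],
    [-3,2,-1,0,0,1,1],
    [-3,2,-1,0,0,0.6,1],
    [-3,2,-1,0,0,0,1],
    [-3,2,-1,0,0,0,1],
    [-3,1,0,0,0,0,1],
    [-3,1,0,0,0,0,1],
    [0,0,0,0,0,0,1],
  ],
)

```text
time_s: 1.9
tool_pos: [0.607, 0.0337, 0.4323]
tool_rot: [179.9, 0.3, 86.1]
force: [-0.3, -2.1, -0.6]
grip_width: 0.0872
```

Run:
```python
from h import *
snap('wrist','w1');snap('side','sd1');snap('scene','sc1')
print(env.get_obs()['qpos'])
```

```text
[-29.0066964   12.15267876  27.58925186  76.61262701  -5.64573698
  92.61306653  -5.4124974 ]
```

View pics/w1.png

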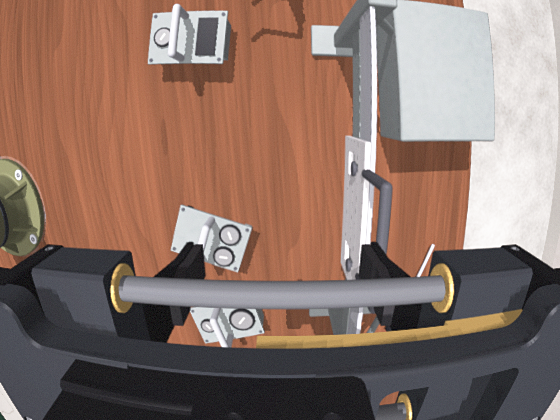

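```bash
cat >> h.py <<'E'
def wz(n,u,v,z):
    m,p=load(n); x=(u-m[0,2])/m[0,0];y=(v-m[1,2])/m[1,1]; r=np.hypot(x,y)
    d=np.array([x/r*np.sin(r),y/r*np.sin(r),np.cos(r)]) if r>1e-9 else np.array([0,0,1.])
    d=p[:3,:3]@d; return p[:3,3]+d*(z-p[2,3])/d[2]
def crop(n,x0,y0,w,h,f,out):
    a=cv2.imread('pics/%s.png'%n)[y0:y0+h,x0:x0+w]; cv2.imwrite('pics/'+out+'.png',cv2.resize(a,None,fx=f,fy=f,interpolation=2))
E
python3 - <<'E'
from h import *
crop('w1',320,0,200,150,4,'w1a');crop('w1',320,130,200,150,4,'w1b');crop('w1',140,0,200,150,4,'w1c');crop('w1',140,190,200,150,4,'w1d')
E
```

```text
(no output)
```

View pics/w1a.png

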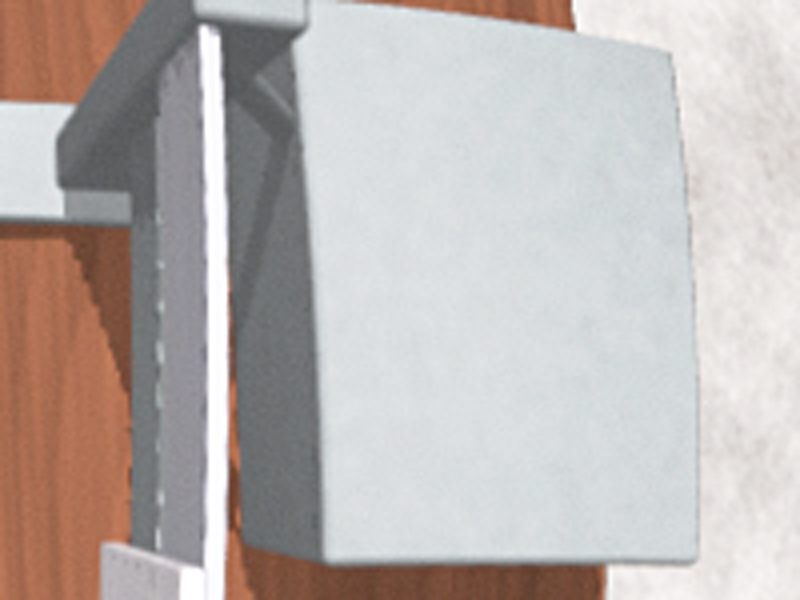

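View pics/w1b.png

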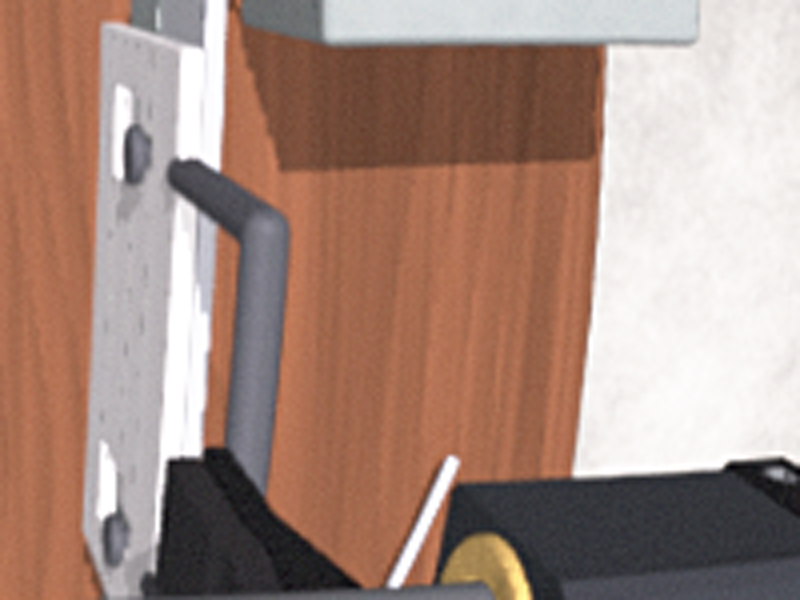

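```bash
cat >> h.py <<'E'
def tool(o=None):
    o=o or env.get_obs(); return np.array(o['tool_pos']),R.from_euler('xyz',o['tool_rot'],degrees=True).as_matrix()
E
python3 - <<'E'
from h import *
A=lambda u,v:(320+u/4,v/4)
B=lambda u,v:(320+u/4,130+v/4)
for u,v in [(265,222),(240,120)]: print('bar end',wz('w1',*B(u,v),.286))
print('railback line')
for u,v in [(220,100),(218,20)]: print(wz('w1',*B(u,v),.22))
for u,v in [(232,90),(228,200),(225,300),(220,500)]: print(wz('w1',*A(u,v),.22))
E
```

```text
bar end [0.68980662 0.05407723 0.286     ]
bar end [0.68467265 0.07427942 0.286     ]
railback line
[0.69979462 0.06917041 0.22      ]
[0.69971243 0.08859237 0.22      ]
[0.71012856 0.19939085 0.22      ]
[0.70665352 0.17120817 0.22      ]
[0.70413037 0.14648224 0.22      ]
[0.70051385 0.09821582 0.22      ]
```

Run:
```python
from h import *
A=lambda u,v:(320+u/4,v/4)
B=lambda u,v:(320+u/4,130+v/4)
P=[wz('w1',*A(u,v),.22) for u,v in [(209,28),(212,100),(214,200),(215,300),(215,450),(213,570)]]
P=np.array(P);print(P.round(4)); k=np.polyfit(P[:,1],P[:,0],1);print(k,np.degrees(np.arctan(k[0])))
for u,v in [(265,225),(262,300),(255,400),(248,460)]: print(wz('w1',*B(u,v),.286).round(4))
for n,u,v in [('p4a',0,0)]: pass
```

```text
[[0.7059 0.2156 0.22  ]
 [0.7048 0.1966 0.22  ]
 [0.7032 0.1711 0.22  ]
 [0.7016 0.1465 0.22  ]
 [0.6997 0.1102 0.22  ]
 [0.6983 0.0814 0.22  ]]
[0.05768968 0.69339996] 3.301715405041965
[0.6898 0.0535 0.286 ]
[0.6895 0.0383 0.286 ]
[0.6886 0.0173 0.286 ]
[0.6877 0.0042 0.286 ]
```

View pics/sd1.png

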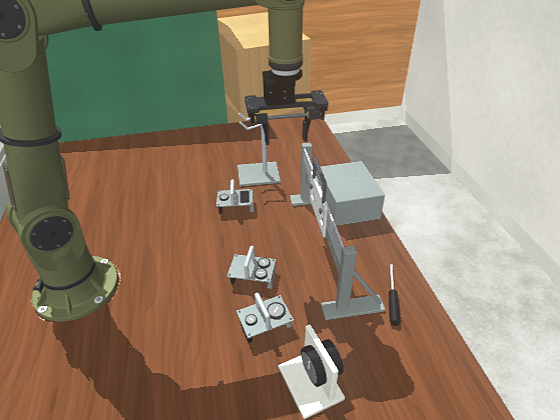

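Emit:
drive_tool(
  commands=[
    [-1,2.7,0,0,0,-0.6,1],
    [-1,2.7,0,0,0,0,1],
    [-1,2.8,0,0,0,0,1],
    [0,0,2,0,0,0,0.6],
    [0,0,2,0,0,0,0.5],
    [0,0,2,0,0,0,0.5],
    [0,0,2,0,0,0,0.5],
    [0,0,1.5,0,0,0,0.5],
    [0,0,0,0,0,0,0.5],
    [0,0,0,0,0,0,0.5],
  ],
  force=30,
)

```text
time_s: 2.88
tool_pos: [0.6862, 0.0113, 0.3364]
tool_rot: [-179.9, -0.0, 87.6]
force: [-0.4, -0.9, 1.0]
grip_width: 0.0488
```

Run:
```python
from h import *
snap('wrist','w2');snap('side','sd2')
crop('sd2',220,80,200,150,4,'sd2a')
print(env.get_obs())
```

```text
{'time_s': 2.9833, 'qpos': array([-23.1345209 ,  23.43220627,  28.49623692,  74.05493246,
       -11.02004863,  85.07794464,   1.784137  ]), 'joint_velocities': array([ 0.33678534, -0.41749092,  0.44863689, -0.60774286,  0.03663076,
       -0.03813016, -0.01030741]), 'effort': array([-2.46004947e-01, -4.91927397e+01,  5.83196685e+00, -3.04344034e+01,
       -9.01177386e-02,  5.48046862e-02, -1.62591470e-03]), 'tool_pos': array([0.68697244, 0.01005885, 0.33865554]), 'tool_rot': array([ 1.79893986e+02, -4.05795546e-02,  8.75039023e+01]), 'force': array([ 0.95184877,  0.59071501, -0.12362976]), 'wrist_torque': array([-0.11030645,  0.06439841, -0.02744987]), 'grip_width': 0.04571338155054807}
```

View pics/w2.png

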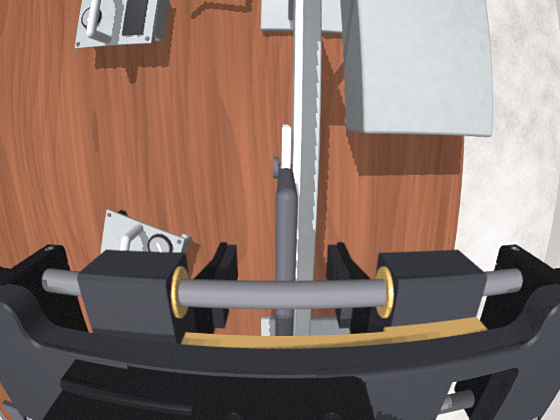

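View pics/sd2a.png

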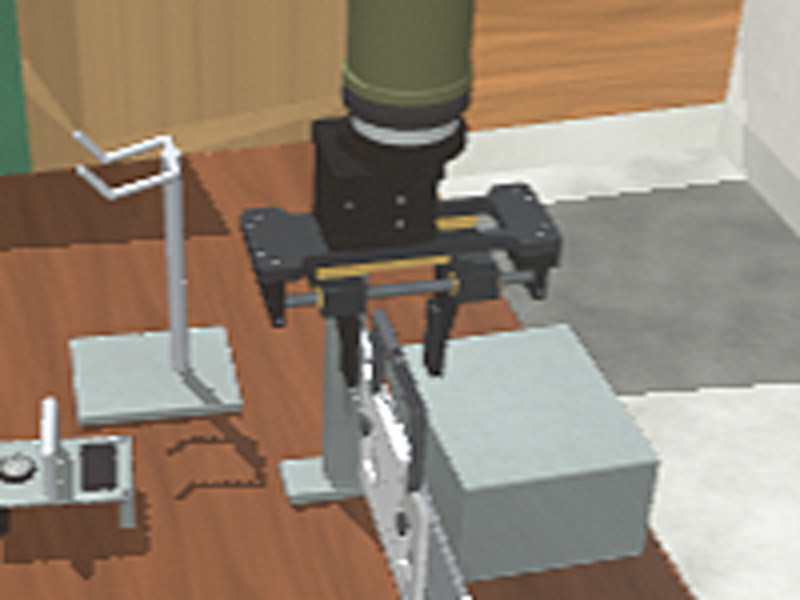

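Emit:
drive_tool(
  commands=[
    [-0.6,0,0,0,0,0.4,0.5],
    [-0.5,0,0,0,0,0.3,0.5],
    [0,0,0.2,0,0,0,0],
    [0,0,0,0,0,0,0],
    [0,0,0,0,0,0,0],
    [0,0,0,0,0,0,0],
    [0,0,0,0,0,0,0],
    [0,0,0,0,0,0,0],
  ],
  force=40,
)

```text
time_s: 3.65
tool_pos: [0.6861, -0.0019, 0.3353]
tool_rot: [180.0, -0.0, 86.7]
force: [-0.8, -0.4, -0.1]
grip_width: 0.0113
```

Emit:
drive_tool(
  commands=[
    [0,0,-0.5,0,0,0,0],
    [0,0,-0.5,0,0,0,0],
    [0,0,-0.6,0,0,0,0],
    [0,0,-0.6,0,0,0,0],
    [0,0,-0.6,0,0,0,0],
    [0,0,0,0,0,0,0],
    [0,0,0,0,0,0,0],
  ],
)

```text
time_s: 4.23
tool_pos: [0.6863, -0.0022, 0.3639]
tool_rot: [179.9, -0.0, 86.7]
force: [-0.5, -0.1, -3.9]
grip_width: 0.0082
```

Run:
```python
from h import *
snap('wrist','w3');snap('side','sd3')
crop('sd3',260,100,160,120,5,'sd3a')
print(env.get_obs()['qpos'],tool())
```

```text
[-22.24480047  23.18813228  29.04780691  71.69398017 -11.03366407
  87.84169041   1.93219012] (array([ 0.68594576, -0.00210391,  0.36300794]), array([[ 5.74648156e-02,  9.98347445e-01, -4.16078696e-04],
       [ 9.98347529e-01, -5.74647768e-02,  1.04626499e-04],
       [ 8.05437286e-05, -4.21403481e-04, -9.99999908e-01]]))
```

View pics/sd3a.png

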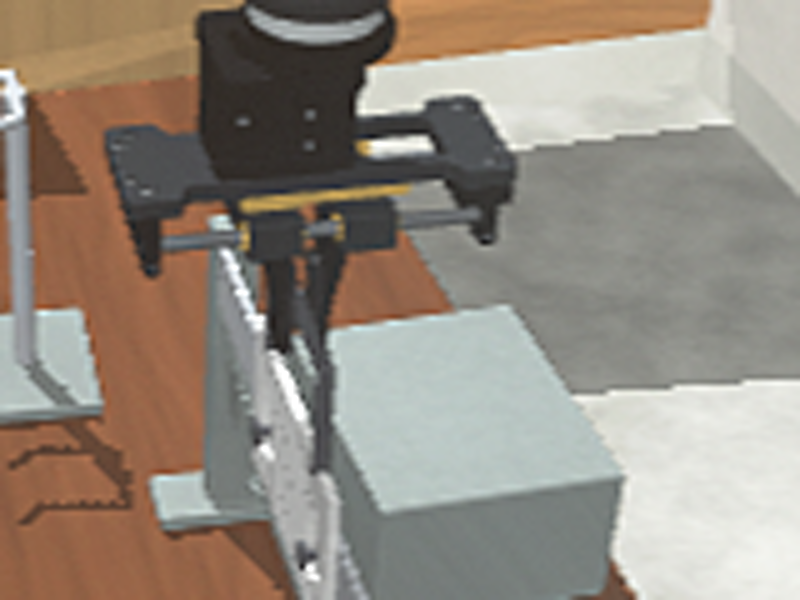

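Emit:
drive_tool(
  commands=[
    [0,-0.5,0,0,0,0,0],
    [0,-0.6,0,0,0,0,0],
    [0,-0.6,0,0,0,0,0],
    [0,-0.6,0,0,0,0,0],
    [0,-0.7,0,0,0,0,0],
    [0,-1,0,0,0,0,0],
    [0,-1,0,0,0,0,0],
    [0,0,0,0,0,0,0],
  ],
)

```text
time_s: 5.0
tool_pos: [0.6343, 0.0008, 0.3639]
tool_rot: [-180.0, -0.1, 86.7]
force: [0.5, 0.3, -2.1]
grip_width: 0.0084
```

Run:
```python
from h import *
snap('wrist','w4');snap('side','sd4')
crop('sd4',230,100,160,120,5,'sd4a')
```

```text
(no output)
```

View pics/sd4a.png

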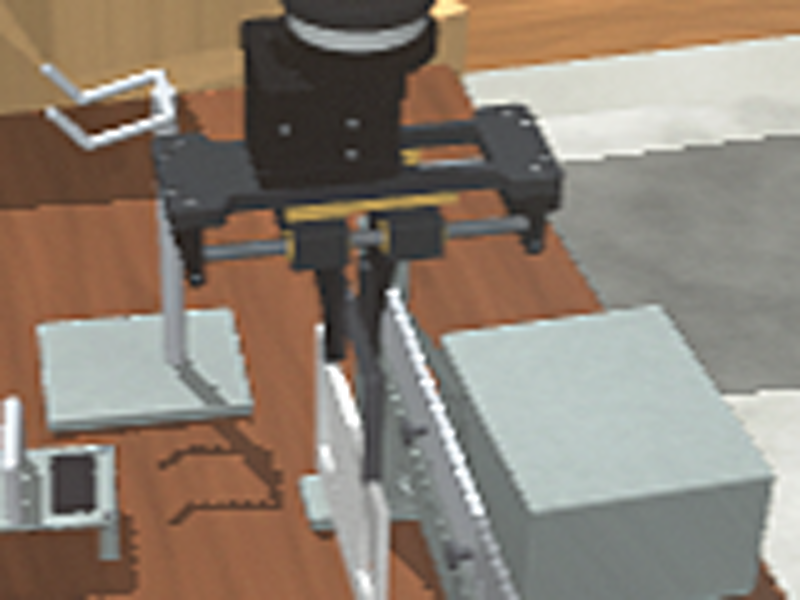

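View pics/w4.png

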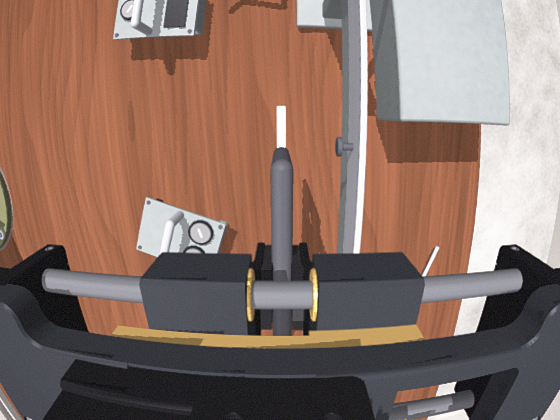

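Emit:
drive_tool(
  commands=[
    [1,-1.5,-0.2,0,0,0,0],
    [2,-2,-0.2,0,0,0,0],
    [2.2,-1.6,0,0,0,0,0],
    [2.2,-1.6,0,0,0,0,0],
    [2.2,-1.6,0,0,0,0,0],
    [2.2,-1.6,0,0,0,0,0],
    [2.2,-1.6,0,0,0,0,0],
    [2.2,-1.6,0,0,0,0,0],
    [2.2,-1.6,0,0,0,0,0],
    [2.2,-1.6,0,0,0,0,0],
    [2.2,-1.6,0,0,0,0,0],
    [2.2,-1.6,0,0,0,0,0],
    [2.2,-1.6,0,0,0,0,0],
    [2.2,0,0,0,0,0,0],
    [2.2,0,0,0,0,0,0],
    [2.2,0,0,0,0,0,0],
    [1.5,0,0,0,0,0,0],
    [0,0,0,0,0,0,0],
    [0,0,0,0,0,0,0],
  ],
)

```text
time_s: 6.68
tool_pos: [0.4458, 0.3657, 0.3668]
tool_rot: [-180.0, 0.1, 86.8]
force: [-0.1, -0.9, -3.2]
grip_width: 0.0086
```

Run:
```python
from h import *
snap('wrist','w5');snap('side','sd5');snap('scene','sc5')
print(tool()[0], env.get_obs()['qpos'])
```

```text
[0.44649485 0.36385678 0.3673717 ] [-51.86838107   7.74470049  11.24936805  87.65426065  -1.4742736
  84.75664861 -43.99953885]
```

View pics/w5.png

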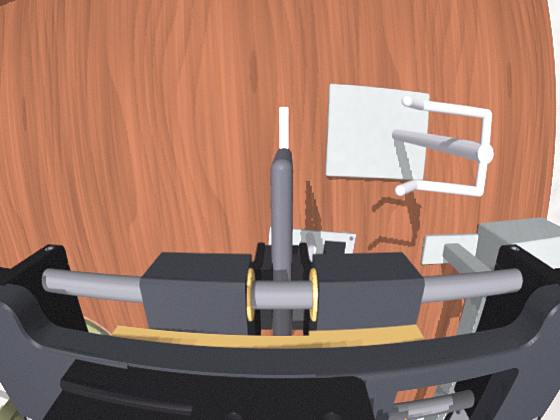

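View pics/sc5.png

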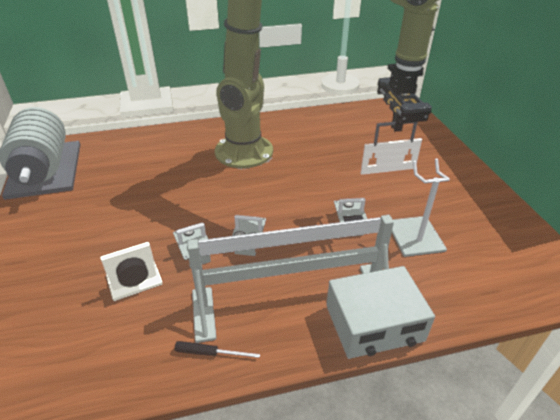

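View pics/sd5.png

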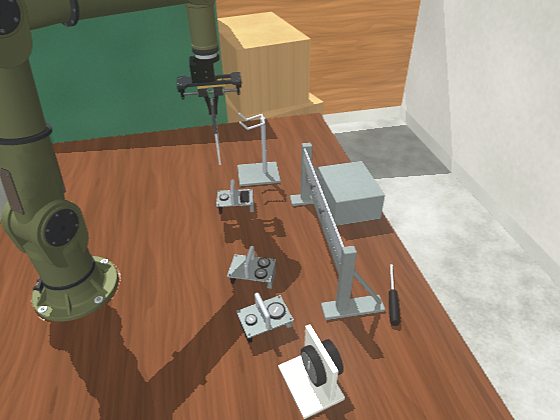

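Run:
```python
from h import *
for n,u,v,z in [('tipL',406,101,.246),('tipR',401,190,.246),('cbL',487,112,.234),('cbR',481,192,.234),('post',485,154,.236)]: print(n,wz('w5',u,v,z).round(4))
for u,v in [(282,163),(283,200),(282,235)]: print('bar',wz('w5',u,v,.316).round(4))
```

```text
tipL [0.5346 0.4518 0.246 ]
tipR [0.531  0.3898 0.246 ]
cbL [0.6116 0.4473 0.234 ]
cbR [0.6091 0.3824 0.234 ]
post [0.6091 0.4139 0.236 ]
bar [0.4489 0.4222 0.316 ]
bar [0.4484 0.4053 0.316 ]
bar [0.447  0.3883 0.316 ]
```

Emit:
drive_tool(
  commands=[
    [1.5,0,0,0,0,0.5,0],
    [1.5,0,1,0,0,0,0],
    [1.5,0,1,0,0,0,0],
    [1.6,0,1,0,0,0,0],
    [0,0,1,0,0,0,0],
    [0,0,1,0,0,0,0],
    [0,0,0.4,0,0,0,0],
    [0,1,0,0,0,0,0],
    [0,1,0,0,0,0,0],
    [0,1,0,0,0,0,0],
    [0,1,0,0,0,0,0],
    [0,0,0,0,0,0,0],
    [0,0,0,0,0,0,0],
  ],
)

```text
time_s: 7.92
tool_pos: [0.4908, 0.4228, 0.3134]
tool_rot: [180.0, 0.0, 86.1]
force: [0.0, 0.9, -3.3]
grip_width: 0.0086
```

Run:
```python
from h import *
snap('wrist','w6');snap('side','sd6')
crop('sd6',160,60,160,120,5,'sd6a')
print(tool()[0],env.get_obs()['tool_rot'])
```

```text
[0.48934323 0.42373843 0.31324773] [-1.79963014e+02 -1.02219016e-02  8.62170686e+01]
```

View pics/w6.png

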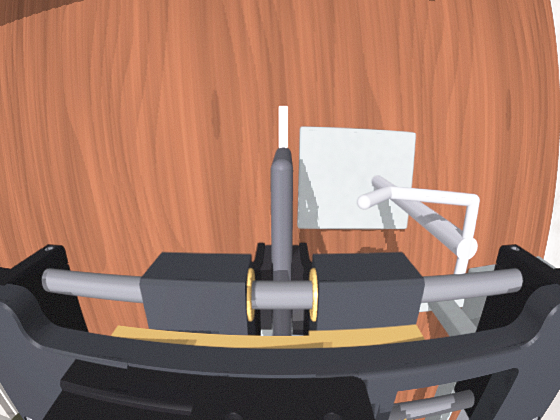

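View pics/sd6a.png

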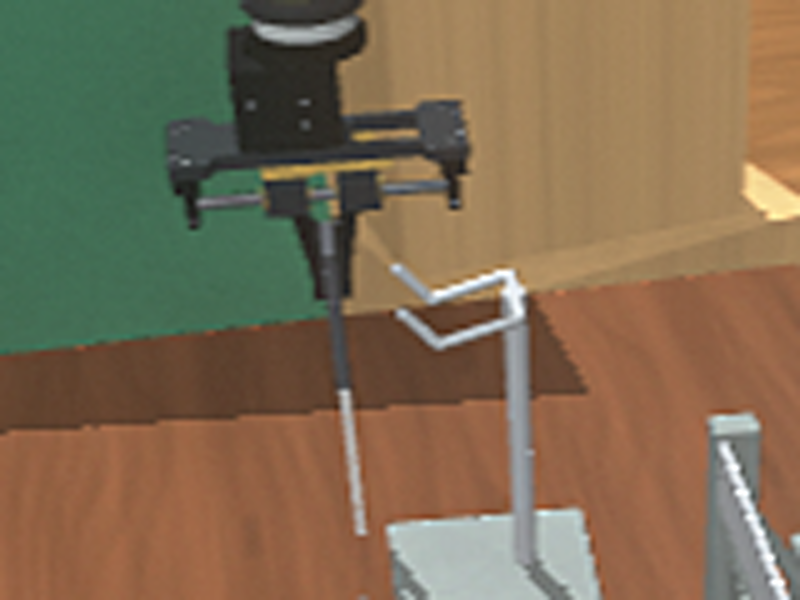

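Emit:
drive_tool(
  commands=[
    [0,1,0,0,0,0,0],
    [0,1,0,0,0,0,0],
    [0,1,0,0,0,0,0],
    [0,1,0,0,0,0,0],
    [0,1,0,0,0,0,0],
    [0,1,0,0,0,0,0],
    [0,0.6,0,0,0,0,0],
    [0,0,0,0,0,0,0],
    [0,0,0,0,0,0,0],
  ],
)

```text
time_s: 8.77
tool_pos: [0.5558, 0.4189, 0.3129]
tool_rot: [-180.0, 0.0, 86.2]
force: [-1.1, 0.6, -3.0]
grip_width: 0.0083
```

Run:
```python
from h import *
snap('wrist','w7');snap('side','sd7')
crop('sd7',160,60,160,120,5,'sd7a')
print(tool()[0],env.get_obs()['tool_rot'])
```

```text
[0.55489298 0.41956483 0.31327167] [-1.79962741e+02 -1.61491900e-02  8.62479934e+01]
```

View pics/w7.png

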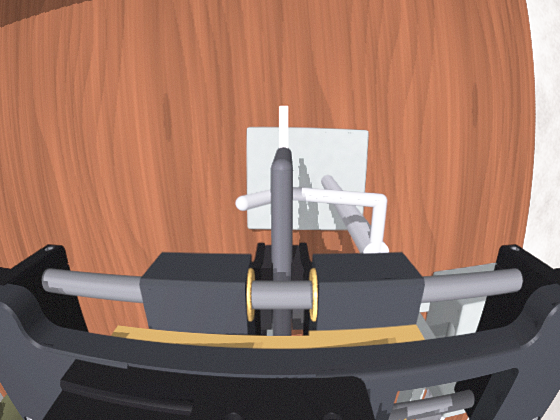

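View pics/sd7a.png

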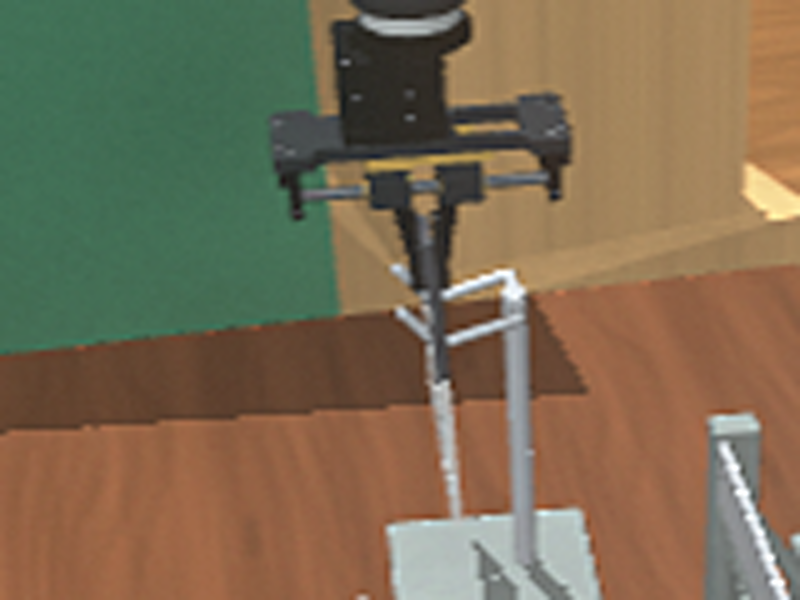

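Emit:
drive_tool(
  commands=[
    [0,0,0.8,0,0,0,0],
    [0,0,0.8,0,0,0,0],
    [0,0,0.8,0,0,0,0],
    [0,0,0.5,0,0,0,0],
    [0,0,0.4,0,0,0,0],
    [0,0,0.3,0,0,0,0],
    [0,0,0,0,0,0,0],
  ],
)

```text
time_s: 9.45
tool_pos: [0.5566, 0.419, 0.2779]
tool_rot: [179.8, -0.1, 86.2]
force: [3.2, 0.7, -1.6]
grip_width: 0.0087
```

Emit:
drive_tool(
  commands=[
    [0,0,0.2,0,0,0,0],
    [0,0,0,0,0,0,0],
  ],
)

```text
time_s: 9.62
tool_pos: [0.557, 0.4191, 0.2771]
tool_rot: [179.8, -0.1, 86.2]
force: [3.8, -0.3, 2.8]
grip_width: 0.0086
```

Run:
```python
from h import *
snap('side','sd8');snap('scene','sc8')
crop('sd8',180,80,120,90,6,'sd8a');crop('sc8',340,110,120,90,6,'sc8a')
```

```text
(no output)
```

View pics/sd8a.png

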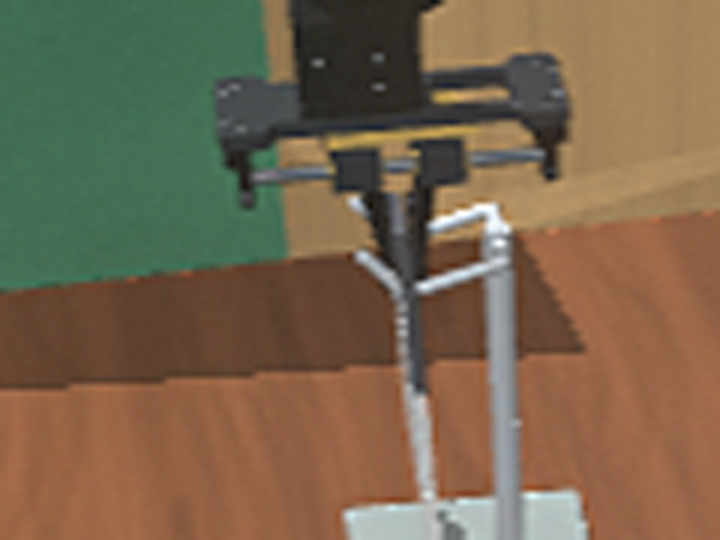

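View pics/sc8a.png

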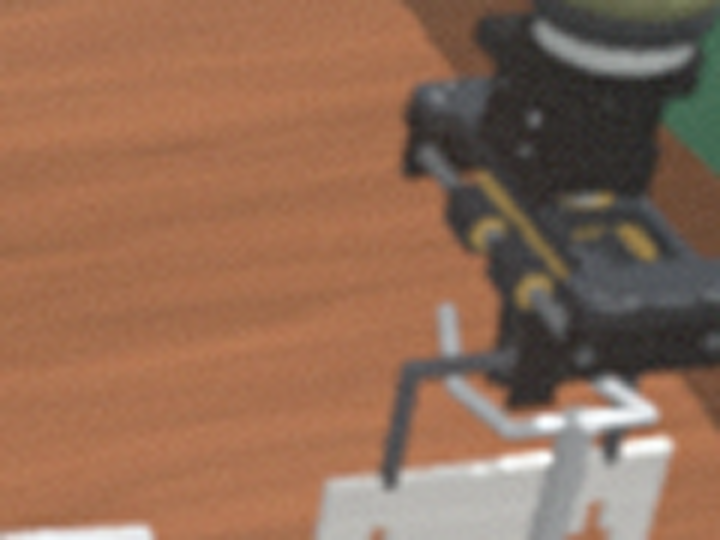

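Emit:
drive_tool(
  commands=[
    [0,0.2,0.1,0,0,0,0],
    [0,0,0,0,0,0,0],
    [0,0,0,0,0,0,0.15],
    [0,0,0,0,0,0,0.2],
    [0,0,0,0,0,0,0.3],
    [0,0,0,0,0,0,0.35],
    [0,0,0,0,0,0,0.4],
    [0,0,0,0,0,0,0.4],
    [0,0,0,0,0,0,0.4],
    [0,0,0,0,0,0,0.4],
  ],
)

```text
time_s: 10.55
tool_pos: [0.5571, 0.4191, 0.274]
tool_rot: [-180.0, 0.0, 86.2]
force: [0.0, 0.0, 0.0]
grip_width: 0.034
```

Emit:
drive_tool(
  commands=[
    [0,0,-0.5,0,0,0,0.4],
    [0,0,-1,0,0,0,0.4],
    [0,0,-2,0,0,0,0.4],
    [0,0,-3,0,0,0,0.4],
    [0,0,-3,0,0,0,0.5],
    [0,0,0,0,0,0,0.5],
  ],
)

```text
time_s: 11.05
tool_pos: [0.559, 0.4199, 0.3783]
tool_rot: [179.5, -0.5, 86.2]
force: [0.0, 0.0, 1.3]
grip_width: 0.0406
```

Run:
```python
from h import *
snap('side','sd9');snap('scene','sc9');snap('wrist','w9')
crop('sd9',180,80,120,90,6,'sd9a');crop('sc9',340,110,120,90,6,'sc9a')
```

```text
(no output)
```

View pics/sd9a.png

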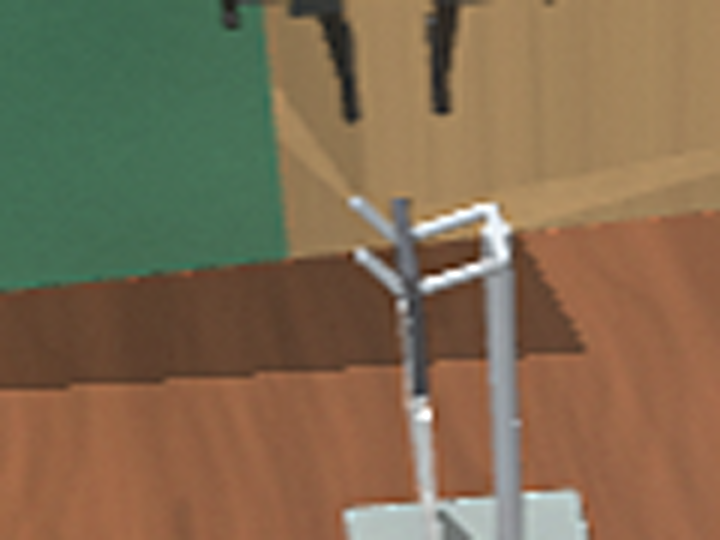

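View pics/sc9a.png

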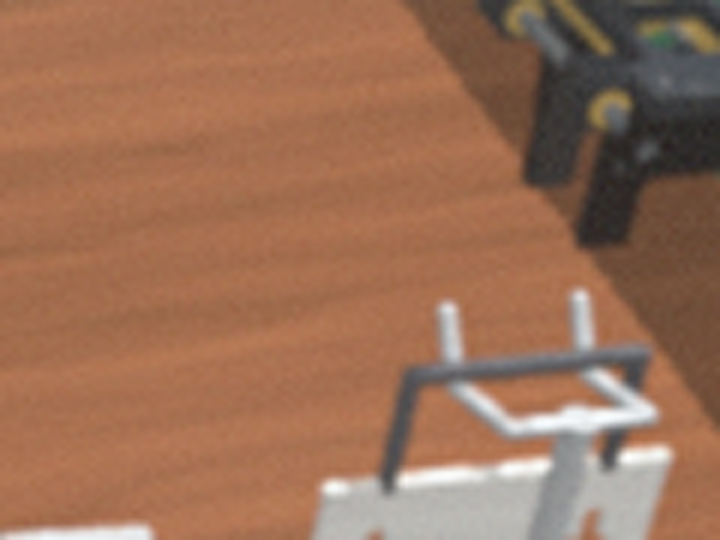

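View pics/w9.png

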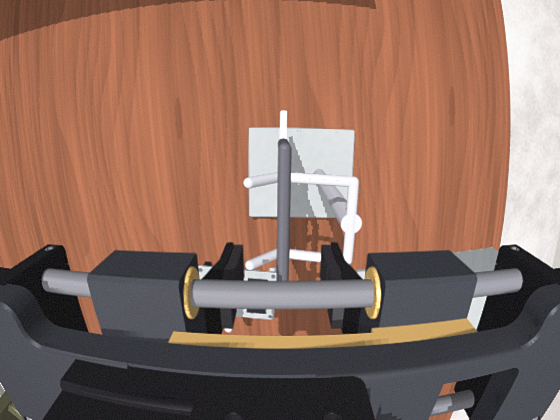

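```bash
cat > fit.py <<'E'
import numpy as np, itertools
from scipy.optimize import least_squares
from scipy.spatial.transform import Rotation as R
data=[([-65.59749862,18.43125089,-4.01785139,83.16006992,1.29606329,78.54159565,-3.25974954],[0.26006076,0.59535085,0.29138021],[-179.912,0.0054,156.4096]),
([-29.0066964,12.15267876,27.58925186,76.61262701,-5.64573698,92.61306653,-5.4124974],[.607,.0337,.4323],[179.9,.3,86.1]),
([-23.1345209,23.43220627,28.49623692,74.05493246,-11.02004863,85.07794464,1.784137],[0.68697244,0.01005885,0.33865554],[179.894,-.04,87.504]),
([-22.24480047,23.18813228,29.04780691,71.69398017,-11.03366407,87.84169041,1.93219012],[.68594576,-.00210391,.36300794],[180,0,86.7]),
([-51.86838107,7.74470049,11.24936805,87.65426065,-1.4742736,84.75664861,-43.99953885],[.44649485,.36385678,.3673717],[-180,.1,86.8])]
def rz(a): c,s=np.cos(a),np.sin(a); return np.array([[c,-s,0],[s,c,0],[0,0,1]])
def ry(a): c,s=np.cos(a),np.sin(a); return np.array([[c,0,s],[0,1,0],[-s,0,c]])
def fk(q,p,s):
    q=np.radians(q)
    T=rz(s[0]*q[0]+s[4]); P=np.array([0,0,p[0]])
    T=T@ry(q[1]); P=P
    P=P+T@[0,0,p[1]]; T=T@rz(s[1]*q[2])
    P=P+T@[p[2],0,0]; T=T@ry(q[3])
    P=P+T@[p[3],0,p[4]]; T=T@rz(s[2]*q[4])
    T=T@ry(q[5]); P=P+T@[p[5],0,p[6]]
    T=T@rz(s[3]*q[6]+s[5]); return P,T
E
python3 - <<'E'
from fit import *
best=[]
for s in itertools.product([1,-1],repeat=4):
  for o4 in (0,np.pi):
    # choose tool offset from the first pose
    def res(p,full=False):
        r=[]
        for q,x,e in data:
            P,T=fk(q,p[:7],list(s)+[o4,p[7]]); r+=list(P-x); r+=list(0.3*(T-R.from_euler('xyz',e,degrees=True).as_matrix()).ravel())
        return np.array(r)
    for p7 in (0,np.pi/2,-np.pi/2,np.pi):
        o=least_squares(res,[.267,.293,.0525,-.0775,.3425,-.076,.2,p7])
        best.append((o.cost,s,o4,o.x.round(4).tolist()))
best.sort(key=lambda t:t[0])
for b in best[:4]: print(b)
E
```

```text
(np.float64(0.000970659446185807), (-1, -1, -1, -1), 3.141592653589793, [-2.4293, -0.3843, 0.2696, -0.1429, 0.475, 1.279, -3.1188, 4.7141])
(np.float64(0.0009706594461858091), (-1, -1, -1, -1), 3.141592653589793, [-2.4293, -0.3843, 0.2696, -0.1429, 0.475, 1.279, -3.1188, -1.5691])
(np.float64(0.0009706594461859636), (-1, -1, -1, -1), 3.141592653589793, [-2.4293, -0.3843, 0.2696, -0.1429, 0.475, 1.279, -3.1188, -1.5691])
(np.float64(0.0009706594461861723), (-1, -1, -1, -1), 3.141592653589793, [-2.4293, -0.3843, 0.2696, -0.1429, 0.475, 1.279, -3.1188, -1.5691])
```

Run:
```python
from fit import *
out=[]
for s in itertools.product([1,-1],repeat=4):
  for o4 in (0,np.pi):
   for s2 in itertools.product([1,-1],repeat=2):
    def res(p):
        r=[]
        for q,x,e in data:
            q=np.array(q)*[1,1,1,s2[0],1,s2[1],1]
            P,T=fk(q,[0]*7,list(s)+[o4,p[0]]); r+=list((T-R.from_euler('xyz',e,degrees=True).as_matrix()).ravel())
        return np.array(r)
    for p7 in (0,np.pi/2,-np.pi/2,np.pi):
        o=least_squares(res,[p7]); out.append((o.cost,s,s2,o4,o.x))
out.sort(key=lambda t:t[0])
for b in out[:6]: print(b)
```

```text
(np.float64(0.00018813635232009241), (-1, -1, -1, -1), (1, 1), 0, array([1.57246629]))
(np.float64(0.00018813635232009483), (-1, -1, -1, -1), (1, 1), 0, array([1.57246629]))
(np.float64(0.000188136352320097), (-1, -1, -1, -1), (1, 1), 0, array([1.57246629]))
(np.float64(0.0001881363523201032), (-1, -1, -1, -1), (1, 1), 0, array([-4.71071902]))
(np.float64(0.00019660378027971814), (-1, -1, -1, -1), (1, 1), 3.141592653589793, array([-1.56912685]))
(np.float64(0.0001966037802797192), (-1, -1, -1, -1), (1, 1), 3.141592653589793, array([-1.56912685]))
```

Run:
```python
from fit import *
s=[-1]*4+[0,np.pi/2]
p0=np.array([.3,.3,.05,0,.35,0,.2])
for reg in (1e-3,1e-2):
  for x0 in ([.267,.293,.0525,-.0775,.3425,-.076,.2],[.267,.293,.0525,.0775,.3425,.076,.2],[.3,.35,.0,0,.35,0,.25],[.333,.316,.0825,-.0825,.384,.088,.2]):
    f=lambda p:np.concatenate([np.concatenate([fk(q,p,s)[0]-x for q,x,e in data]),reg*(p-x0)])
    o=least_squares(f,x0); r=f(o.x)[:15]; print(reg,o.x.round(4),np.abs(r).max().round(5))
```

```text
0.001 [ 0.8042  0.4434  0.0086  0.1007  0.519  -0.0047  0.7275] 0.03054
0.001 [ 0.8041  0.4434  0.0086  0.1007  0.519  -0.0047  0.7274] 0.03054
0.001 [ 0.8138  0.4434  0.0086  0.1006  0.519  -0.0047  0.737 ] 0.03054
0.001 [ 0.8119  0.4434  0.0086  0.1006  0.519  -0.0047  0.7351] 0.03054
0.01 [ 0.2942  0.4451  0.0079  0.1013  0.5187 -0.0052  0.2185] 0.03028
0.01 [ 0.294   0.4454  0.0081  0.1016  0.5191 -0.0046  0.2183] 0.03029
0.01 [ 0.3341  0.4451  0.0079  0.1015  0.5189 -0.0049  0.2584] 0.03031
0.01 [ 0.3261  0.445   0.0083  0.1012  0.5192 -0.0044  0.2504] 0.0303
```

Emit:
drive_tool(
  commands=[
    [-2,-0.6,-1,0,0,0,1],
    [-2.3,-0.6,-1,0,0,0,1],
    [-2.3,-0.6,-1,0,0,0,1],
    [-2.3,-0.6,-1,0,0,0,1],
    [-2.3,-0.7,-1,0,0,0,1],
    [-2.3,-0.7,0,0,0,0,1],
    [-2.3,-0.7,0,0,0,0,1],
    [-2.3,-0.7,0,0,0,0,1],
    [-2.3,-0.7,0,0,0,0,1],
    [-2.3,-0.7,0,0,0,0,1],
    [-2,-0.7,0,0,0,0,1],
    [-1,0,0,0,0,0,1],
    [0,0,0,0,0,0,1],
  ],
)

```text
time_s: 12.28
tool_pos: [0.4675, 0.1648, 0.419]
tool_rot: [-180.0, 0.0, 86.0]
force: [1.1, -0.5, -0.4]
grip_width: 0.0867
```

```bash
cat >> h.py <<'E'
import json
def log():
    o=env.get_obs(); open('log.jsonl','a').write(json.dumps([list(o['qpos']),list(o['tool_pos']),list(o['tool_rot'])])+'\n'); return o
E
python3 - <<'E'
from h import *
snap('wrist','w10');o=log();print(o['qpos'],o['tool_pos'],o['tool_rot'])
crop('w10',200,50,200,150,4,'w10a')
E
```

```text
[-40.6466677   -2.85659638  17.26649323  92.57674403   0.81627787
  90.1547729  -27.28173592] [0.4676433  0.16683205 0.41892633] [-1.79982572e+02 -2.62176069e-02  8.61164618e+01]
```

View pics/w10.png

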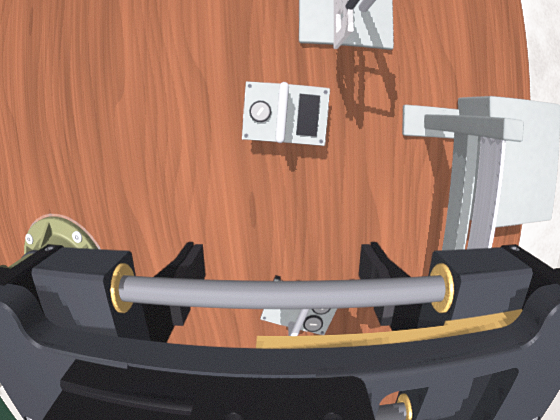

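Run:
```python
from h import *
crop('w10',230,60,120,90,6,'w10a')
```

```text
(no output)
```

View pics/w10a.png

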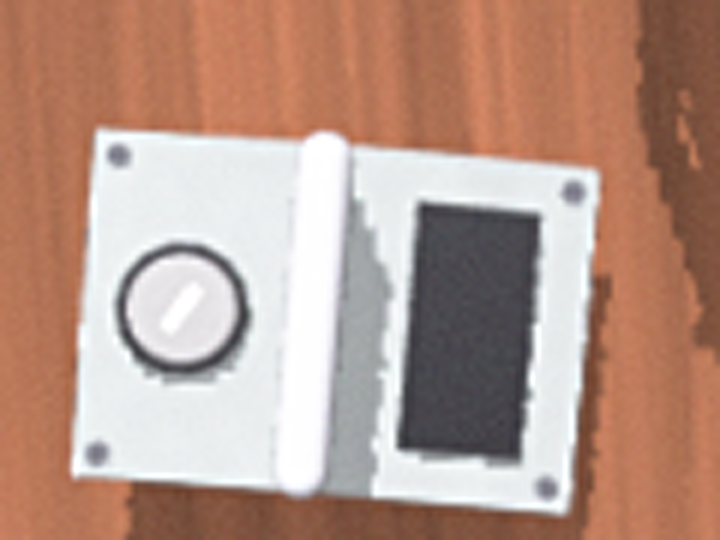

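```bash
cat >> h.py <<'E'
from scipy.optimize import least_squares
PC=np.array([[-60,42,43],[60,42,43],[60,-42,43],[-60,-42,43]])/1000.
def fitpanel(n,pix,pts=PC,x0=(.47,.2,0),fish=True):
    pix=np.array(pix,float)
    def w(p): return np.c_[pts[:,:2]@R.from_euler('z',p[2]).as_matrix()[:2,:2].T+p[:2],pts[:,2]]
    f=lambda p:(proj(n,w(p),fish)-pix).ravel()
    o=least_squares(f,x0); return o.x,np.abs(o.fun).max()
E
python3 - <<'E'
from h import *
c=np.array([[97,128],[600,170],[568,514],[72,477]])/6+[230,60]
p,e=fitpanel('w10',c);print(p,np.degrees(p[2]),e)
b=[wz('w10',230+u/6,60+v/6,.087) for u,v in [(324,140),(302,487)]];print(b)
print('handle',p[:2]-.005*np.array([np.cos(p[2]),np.sin(p[2])]))
E
```

```text
[ 0.47905731  0.24664827 -0.14792712] -8.475599465811495 0.23071681121055576
[array([0.4788289 , 0.28533654, 0.087     ]), array([0.46886161, 0.21014688, 0.087     ])]
handle [0.47411192 0.24738521]
```

```bash
cat >> h.py <<'E'
def TR(yaw,phi): # tool rotation: panel yaw (deg), phi (deg, + = fingers pointing back to robot)
    return R.from_euler('z',90+yaw,degrees=True)*R.from_euler('x',180,degrees=True)*R.from_euler('x',phi,degrees=True)
GL=.051
def plan(G,yaw,phi,N,start=None,gl=GL):
    """N equal rows from start (tcp pos, Rotation) or current pose to grasp point G; interpolates grasp point and rotation"""
    if start is None:
        o=env.get_obs(); p=np.array(o['tool_pos']); r=R.from_euler('xyz',o['tool_rot'],degrees=True)
    else: p,r=start
    g0=p+gl*r.as_matrix()[:,2]; rt=TR(yaw,phi); d=(r.inv()*rt).as_rotvec()
    rows=[];cp,cr=p,r
    for i in range(1,N+1):
        nr=r*R.from_rotvec(d*i/N); g=g0+(np.array(G)-g0)*i/N; npos=g-gl*nr.as_matrix()[:,2]
        t=cr.inv().apply(npos-cp)*100; w=np.degrees((cr.inv()*nr).as_rotvec())
        rows.append(np.r_[t,w].round(2).tolist()); cp,cr=npos,nr
    for x in rows: print(x)
    print('end tcp',cp.round(4),cr.as_euler('xyz',degrees=True).round(1))
    return cp,cr
E
python3 - <<'E'
from h import *
G=np.array([.474,.2475,.085]); z=TR(-8.5,35).as_matrix()[:,2]
s=plan(G-.09*z,-8.5,35,12); print()
plan(G,-8.5,35,6,s)
E
```

```text
[0.63, 0.7, 1.75, 2.91, 0.12, 0.37]
[0.63, 0.78, 1.73, 2.91, 0.12, 0.37]
[0.63, 0.86, 1.7, 2.91, 0.12, 0.37]
[0.63, 0.94, 1.67, 2.91, 0.12, 0.37]
[0.63, 1.02, 1.63, 2.91, 0.12, 0.37]
[0.63, 1.1, 1.59, 2.91, 0.12, 0.37]
[0.63, 1.18, 1.55, 2.91, 0.12, 0.37]
[0.64, 1.25, 1.5, 2.91, 0.12, 0.37]
[0.64, 1.32, 1.45, 2.91, 0.12, 0.37]
[0.65, 1.39, 1.4, 2.91, 0.12, 0.37]
[0.65, 1.45, 1.34, 2.91, 0.12, 0.37]
[0.66, 1.51, 1.28, 2.91, 0.12, 0.37]
end tcp [0.554  0.2355 0.2005] [-145.     0.    81.5]

[-0.0, -0.0, 1.5, 0.0, 0.0, 0.0]
[0.0, 0.0, 1.5, 0.0, 0.0, 0.0]
[-0.0, -0.0, 1.5, 0.0, 0.0, 0.0]
[0.0, 0.0, 1.5, 0.0, 0.0, 0.0]
[-0.0, -0.0, 1.5, -0.0, 0.0, 0.0]
[0.0, 0.0, 1.5, 0.0, 0.0, 0.0]
end tcp [0.5029 0.2432 0.1268] [-145.     0.    81.5]
```

Emit:
drive_tool(
  commands=[
    [0.63,0.7,1.75,2.91,0.12,0.37,0.6],
    [0.63,0.8,1.73,2.91,0.12,0.37,0.6],
    [0.63,0.86,1.7,2.91,0.12,0.37,0.5],
    [0.63,0.94,1.67,2.91,0.12,0.37,0.4],
    [0.63,1.02,1.63,2.91,0.12,0.37,0.36],
    [0.63,1.1,1.6,2.91,0.12,0.37,0.36],
    [0.63,1.18,1.55,2.91,0.12,0.37,0.36],
    [0.64,1.25,1.5,2.91,0.12,0.37,0.36],
    [0.64,1.32,1.45,2.91,0.12,0.37,0.36],
    [0.65,1.4,1.4,2.91,0.12,0.37,0.36],
    [0.65,1.45,1.34,2.91,0.12,0.37,0.36],
    [0.66,1.5,1.28,2.91,0.12,0.37,0.36],
    [0,0,0,0,0,0,0.36],
    [0,0,0,0,0,0,0.36],
  ],
)

```text
time_s: 13.5
tool_pos: [0.5535, 0.2374, 0.1974]
tool_rot: [-144.8, 0.1, 81.7]
force: [0.9, 0.4, 0.6]
grip_width: 0.0312
```

Run:
```python
from h import *
o=log();print(o['qpos'],o['tool_pos'],o['tool_rot'],o['grip_width'])
snap('side','sd11');snap('wrist','w11')
G=np.array([.474,.2475,.085]);plan(G,-8.5,35,6)
```

```text
[-30.37221499  37.07655255  18.32591407  75.64149246 -23.05551592
 102.49239286 -18.80436002] [0.55345089 0.23741217 0.19738391] [-1.44803729e+02  1.17221400e-01  8.17066197e+01] 0.031240241290392892
[-0.03, 0.01, 1.51, 0.02, 0.01, 0.03]
[-0.03, 0.01, 1.51, 0.02, 0.01, 0.03]
[-0.03, 0.01, 1.51, 0.02, 0.01, 0.03]
[-0.03, 0.01, 1.51, 0.02, 0.01, 0.03]
[-0.03, 0.01, 1.51, 0.02, 0.01, 0.03]
[-0.03, 0.01, 1.51, 0.02, 0.01, 0.03]
end tcp [0.5029 0.2432 0.1268] [-145.     0.    81.5]
```

View pics/sd11.png

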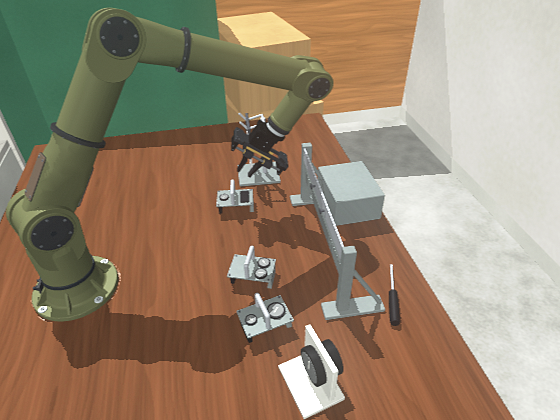

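View pics/w11.png

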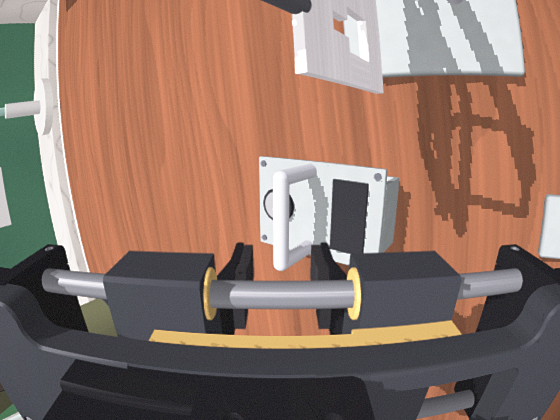

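Emit:
drive_tool(
  commands=[
    [-0.03,0,1.5,0,0,0,0.36],
    [-0.03,0,1.5,0,0,0,0.36],
    [-0.03,0,1.5,0,0,0,0.36],
    [-0.03,0,1.5,0,0,0,0.36],
    [-0.03,0,1.5,0,0,0,0.36],
    [-0.03,0,1.5,0,0,0,0.36],
    [0,0,0,0,0,0,0.36],
    [0,0,0,0,0,0,0.36],
  ],
  force=50,
)

```text
time_s: 14.27
tool_pos: [0.5029, 0.2429, 0.1292]
tool_rot: [-145.2, -0.2, 81.7]
force: [-0.2, -0.1, 0.2]
grip_width: 0.0313
```

Run:
```python
from h import *
o=log();print(o['qpos'],o['tool_pos'],o['tool_rot'],o['grip_width'],o['force'])
snap('wrist','w12')
snap('side','sd12');crop('sd12',190,110,120,90,6,'sd12a')
```

```text
[-32.69265019  35.23755021  17.46235634  86.82235141 -23.35762301
  92.66137321 -17.72581941] [0.5028554  0.24287052 0.12915246] [-145.18573297   -0.15946513   81.67037453] 0.031301309068847795 [-0.1805672  -0.05327105  0.22571865]
```

View pics/w12.png

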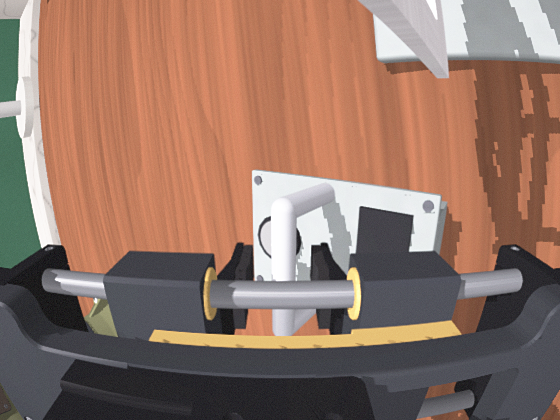

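View pics/sd12a.png

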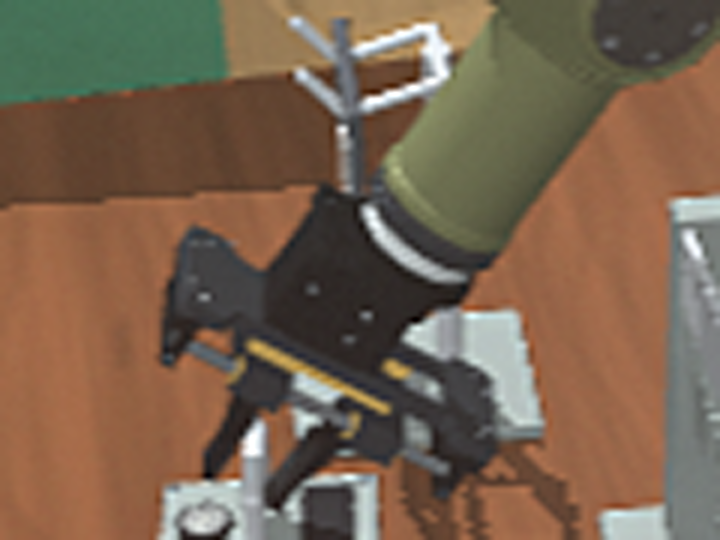

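Emit:
drive_tool(
  commands=[
    [0,0,0.2,0,0,0,0.3],
    [0,0,0,0,0,0,0],
    [0,0,0,0,0,0,0],
    [0,0,0,0,0,0,0],
    [0,0,0,0,0,0,0],
    [0,0,0,0,0,0,0],
  ],
  force=50,
)

```text
time_s: 14.87
tool_pos: [0.5015, 0.2424, 0.1258]
tool_rot: [-145.0, -0.0, 81.6]
force: [-1.1, 0.2, 2.9]
grip_width: 0.0105
```

Run:
```python
from h import *
o=log();print(o['qpos'],o['tool_pos'],o['tool_rot'],o['grip_width'],o['force'])
t,r=tool(o);print('grasp pt',t+.051*r[:,2])
```

```text
[-32.6803449   35.43075731  17.42998841  87.02617648 -23.39603205
  92.49186046 -17.69978924] [0.50151533 0.24244583 0.12581611] [-1.44998076e+02 -4.48035598e-02  8.16208633e+01] 0.0105458131904058 [-1.13306342  0.16326711  2.87737975]
grasp pt [0.47257856 0.2467411  0.08404035]
```

```bash
cat >> h.py <<'E'
M=np.array([.6934,0,.22]);YR=-3.3
def rp(y,X,Z):
    c,s=np.cos(np.radians(YR)),np.sin(np.radians(YR))
    return M+y*np.array([-s,c,0])+X*np.array([c,s,0])+[0,0,Z]
def hand(al,zt,lift=0):
    a=np.radians(al); return (-61*np.sin(a)-(85-zt)*np.cos(a))/1000,(-61*np.cos(a)+(85-zt)*np.sin(a)+lift)/1000
E
python3 - <<'E'
from h import *
s=plan([.473,.247,.15],-8.4,35,5);print()
s=plan([.50,.20,.27],-6,0,9,s);print()
s=plan(rp(.13,-.15,.05),-3.3,-35,10,s)
E
```

```text
[0.01, -0.75, -1.08, -0.0, -0.0, 0.01]
[0.01, -0.75, -1.08, -0.0, -0.0, 0.01]
[0.01, -0.75, -1.08, -0.0, -0.0, 0.01]
[0.01, -0.75, -1.08, -0.0, -0.0, 0.01]
[0.01, -0.75, -1.08, -0.0, -0.0, 0.01]
end tcp [0.5019 0.2427 0.1918] [-145.     0.    81.6]

[-0.47, -0.81, -1.29, -3.89, -0.08, -0.26]
[-0.47, -0.72, -1.32, -3.89, -0.08, -0.26]
[-0.47, -0.63, -1.34, -3.89, -0.08, -0.26]
[-0.47, -0.54, -1.36, -3.89, -0.08, -0.26]
[-0.47, -0.45, -1.37, -3.89, -0.08, -0.26]
[-0.47, -0.36, -1.37, -3.89, -0.08, -0.26]
[-0.47, -0.26, -1.37, -3.89, -0.08, -0.26]
[-0.48, -0.17, -1.36, -3.89, -0.08, -0.26]
[-0.48, -0.08, -1.34, -3.89, -0.08, -0.26]
end tcp [0.5   0.2   0.321] [180.  -0.  84.]

[-0.57, 0.26, 0.01, -3.5, 0.08, -0.26]
[-0.57, 0.26, 0.04, -3.5, 0.08, -0.26]
[-0.57, 0.25, 0.08, -3.5, 0.08, -0.26]
[-0.58, 0.24, 0.11, -3.5, 0.08, -0.26]
[-0.58, 0.23, 0.14, -3.5, 0.08, -0.26]
[-0.58, 0.22, 0.18, -3.5, 0.08, -0.26]
[-0.58, 0.21, 0.21, -3.5, 0.08, -0.26]
[-0.59, 0.19, 0.24, -3.5, 0.08, -0.26]
[-0.59, 0.18, 0.27, -3.5, 0.08, -0.26]
[-0.59, 0.16, 0.3, -3.5, 0.08, -0.26]
end tcp [0.5219 0.1401 0.3118] [145.    0.   86.7]
```

Emit:
drive_tool(
  commands=[
    [0,-0.75,-1.08,0,0,0,0],
    [0,-0.75,-1.08,0,0,0,0],
    [0,-0.75,-1.08,0,0,0,0],
    [0,-0.75,-1.08,0,0,0,0],
    [0,-0.75,-1.08,0,0,0,0],
    [-0.47,-0.8,-1.3,-3.9,-0.08,-0.26,0],
    [-0.47,-0.72,-1.32,-3.9,-0.08,-0.26,0],
    [-0.47,-0.63,-1.34,-3.9,-0.08,-0.26,0],
    [-0.47,-0.54,-1.36,-3.9,-0.08,-0.26,0],
    [-0.47,-0.45,-1.37,-3.9,-0.08,-0.26,0],
    [-0.47,-0.36,-1.37,-3.9,-0.08,-0.26,0],
    [-0.47,-0.26,-1.37,-3.9,-0.08,-0.26,0],
    [-0.48,-0.17,-1.36,-3.9,-0.08,-0.26,0],
    [-0.48,-0.08,-1.34,-3.9,-0.08,-0.26,0],
    [0,0,0,0,0,0,0],
    [0,0,0,0,0,0,0],
  ],
)

```text
time_s: 16.2
tool_pos: [0.4989, 0.1995, 0.3221]
tool_rot: [179.8, -0.2, 84.0]
force: [-0.3, -0.3, -4.2]
grip_width: 0.0106
```

Run:
```python
from h import *
o=log();print(o['qpos'],o['tool_pos'],o['tool_rot'],o['grip_width'],o['force'])
snap('side','sd13');snap('wrist','w13')
s=plan(rp(.13,-.15,.05),-3.3,-35,10)
```

```text
[-43.26988014   3.43901737  19.6337698   97.49811662  -1.28109501
  79.02153705 -29.39020325] [0.49894677 0.19945792 0.32210682] [179.83916936  -0.2096652   84.03997631] 0.010558105686744805 [-0.31881945 -0.28319129 -4.22661654]
[-0.56, 0.27, -0.0, -3.5, 0.08, -0.26]
[-0.56, 0.27, 0.03, -3.5, 0.08, -0.26]
[-0.56, 0.26, 0.07, -3.5, 0.08, -0.26]
[-0.57, 0.25, 0.1, -3.5, 0.08, -0.26]
[-0.57, 0.24, 0.13, -3.5, 0.08, -0.26]
[-0.57, 0.23, 0.17, -3.5, 0.08, -0.26]
[-0.57, 0.22, 0.2, -3.5, 0.08, -0.26]
[-0.58, 0.21, 0.23, -3.5, 0.08, -0.26]
[-0.58, 0.19, 0.26, -3.5, 0.08, -0.26]
[-0.58, 0.17, 0.29, -3.5, 0.08, -0.26]
end tcp [0.5219 0.1401 0.3118] [145.    0.   86.7]
```

View pics/sd13.png

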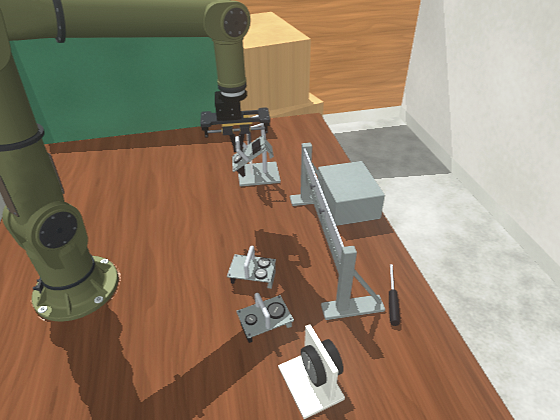

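View pics/w13.png

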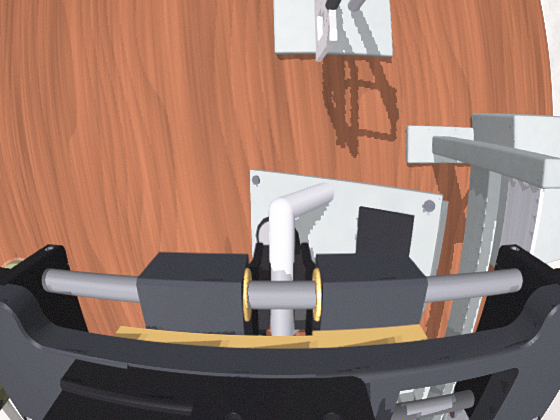

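Holding rigidly with the panel tilted. On to the staging pose.

Emit:
drive_tool(
  commands=[
    [-0.56,0.27,0,-3.5,0.08,-0.26,0],
    [-0.56,0.27,0.03,-3.5,0.08,-0.26,0],
    [-0.56,0.26,0.07,-3.5,0.08,-0.26,0],
    [-0.57,0.25,0.1,-3.5,0.08,-0.26,0],
    [-0.57,0.24,0.13,-3.5,0.08,-0.26,0],
    [-0.57,0.23,0.17,-3.5,0.08,-0.26,0],
    [-0.57,0.22,0.2,-3.5,0.08,-0.26,0],
    [-0.58,0.21,0.23,-3.5,0.08,-0.26,0],
    [-0.58,0.19,0.26,-3.5,0.08,-0.26,0],
    [-0.58,0.17,0.29,-3.5,0.08,-0.26,0],
    [0,0,0,0,0,0,0],
    [0,0,0,0,0,0,0],
  ],
)

```text
time_s: 17.3
tool_pos: [0.5216, 0.1394, 0.3102]
tool_rot: [145.1, 0.1, 86.6]
force: [-0.1, 0.8, -2.4]
grip_width: 0.0103
```

Run:
```python
from h import *
o=log();print(o['qpos'],o['tool_pos'],o['tool_rot'],o['grip_width'],o['force'])
snap('side','sd14');snap('wrist','w14')
s=plan(rp(.13,-.0838,.05),-3.3,-35,6)
```

```text
[-41.45411558 -14.63581006  12.29732584 120.88916785  29.34631173
  46.53694689 -47.45908073] [0.52163399 0.13938792 0.31017913] [1.45145218e+02 8.94204703e-02 8.65836776e+01] 0.01027600885130499 [-0.0860754   0.81651002 -2.37737808]
[-0.0, 0.89, 0.63, 0.0, 0.01, -0.01]
[-0.0, 0.89, 0.63, 0.0, 0.01, -0.01]
[-0.0, 0.89, 0.63, 0.0, 0.01, -0.01]
[-0.0, 0.89, 0.63, 0.0, 0.01, -0.01]
[-0.0, 0.89, 0.63, 0.0, 0.01, -0.01]
[-0.0, 0.89, 0.63, 0.0, 0.01, -0.01]
end tcp [0.588  0.1363 0.3118] [145.    0.   86.7]
```

View pics/sd14.png

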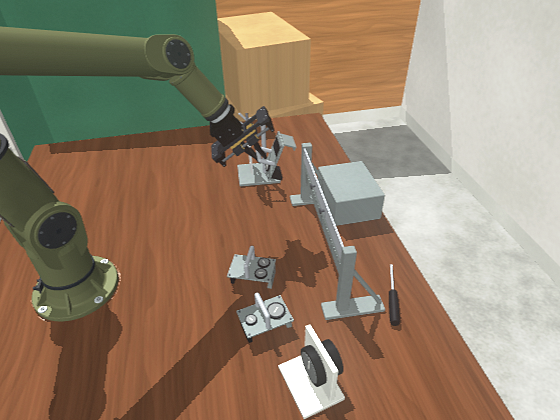

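View pics/w14.png

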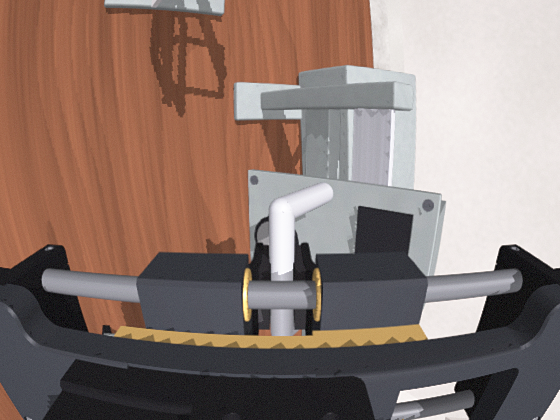

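Emit:
drive_tool(
  commands=[
    [0,0.9,0.63,0,0,0,0],
    [0,0.9,0.63,0,0,0,0],
    [0,0.9,0.63,0,0,0,0],
    [0,0.88,0.63,0,0,0,0],
    [0,0.88,0.63,0,0,0,0],
    [0,0.88,0.63,0,0,0,0],
    [0,0,0,0,0,0,0],
    [0,0,0,0,0,0,0],
  ],
)

```text
time_s: 18.07
tool_pos: [0.5883, 0.1362, 0.3118]
tool_rot: [144.9, 0.0, 86.6]
force: [-0.4, 1.1, -2.7]
grip_width: 0.0102
```

Run:
```python
from h import *
o=log();print(o['qpos'],o['tool_pos'],o['tool_rot'],o['grip_width'],o['force'])
snap('side','sd15');snap('wrist','w15');snap('scene','sc15')
crop('sd15',220,90,160,120,5,'sd15a')
crop('sc15',280,130,160,120,5,'sc15a')
s=plan(rp(.13,hand(20,18)[0],hand(20,18,3)[1]),-3.3,-35,8)
```

```text
[-41.08680968  -6.78829075  17.09816817 114.37535797  25.63092626
  42.77642267 -41.31394983] [0.58830111 0.13622638 0.31177075] [1.44870921e+02 1.56086015e-02 8.66444940e+01] 0.010228492589485992 [-0.39806629  1.12863921 -2.72458391]
[-0.0, -0.58, 0.84, 0.02, -0.0, 0.0]
[-0.0, -0.58, 0.84, 0.02, -0.0, 0.0]
[-0.0, -0.58, 0.84, 0.02, -0.0, 0.0]
[-0.0, -0.58, 0.84, 0.02, -0.0, 0.0]
[-0.0, -0.58, 0.84, 0.02, -0.0, 0.0]
[-0.0, -0.58, 0.84, 0.02, -0.0, 0.0]
[-0.0, -0.58, 0.84, 0.02, -0.0, 0.0]
[-0.0, -0.58, 0.84, 0.02, -0.0, 0.0]
end tcp [0.588  0.1363 0.2304] [145.    0.   86.7]
```

View pics/sd15a.png

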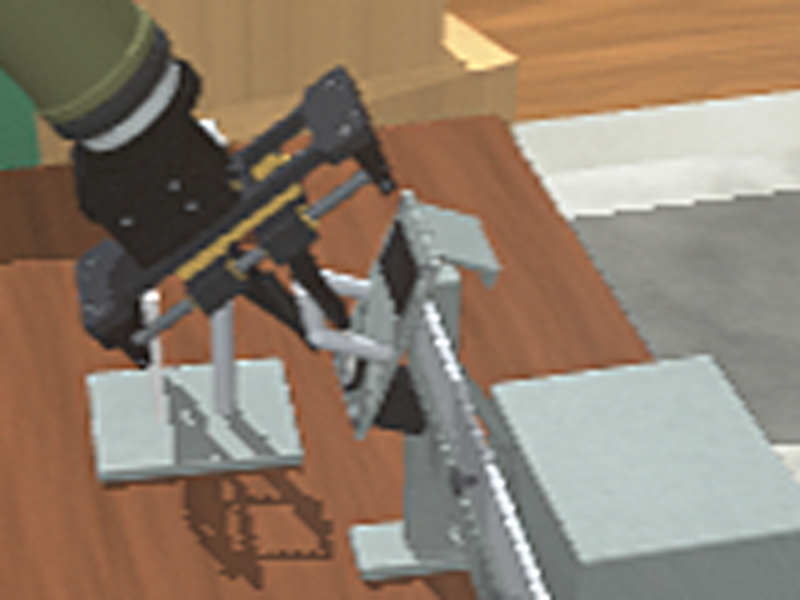

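View pics/sc15a.png

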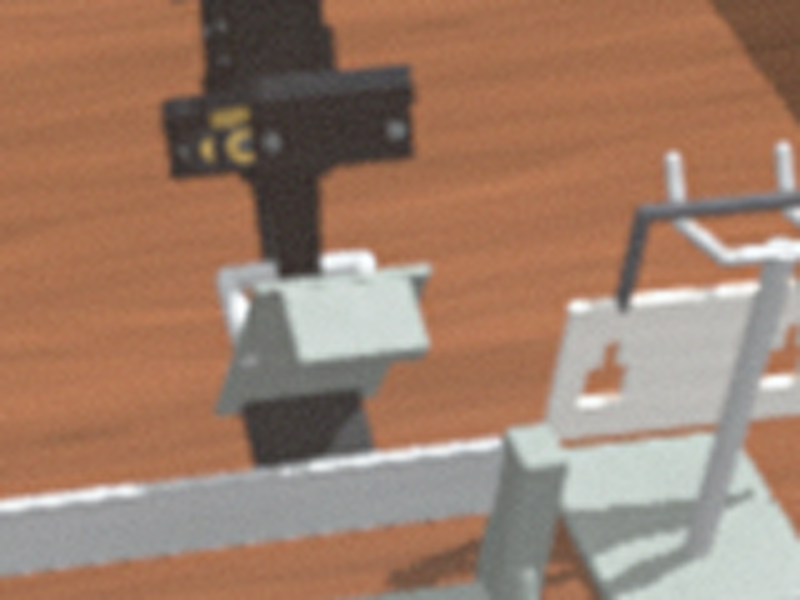

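Emit:
drive_tool(
  commands=[
    [0,-0.58,0.84,0,0,0,0],
    [0,-0.58,0.84,0,0,0,0],
    [0,-0.58,0.84,0,0,0,0],
    [0,-0.58,0.84,0,0,0,0],
    [0,-0.58,0.84,0,0,0,0],
    [0,-0.58,0.84,0,0,0,0],
    [0,0,0,0,0,0,0],
    [0,0,0,0,0,0,0],
  ],
)

```text
time_s: 18.88
tool_pos: [0.588, 0.1363, 0.2498]
tool_rot: [144.9, 0.0, 86.7]
force: [0.0, -0.7, -2.5]
grip_width: 0.0107
```

Run:
```python
from h import *
o=log();print(o['qpos'],o['tool_pos'],o['tool_rot'],o['grip_width'],o['force'])
snap('side','sd16');snap('scene','sc16')
crop('sd16',240,110,120,90,6,'sd16a')
crop('sc16',290,150,120,90,6,'sc16a')
s=plan(rp(.13,hand(20,18)[0],hand(20,18,3)[1]),-3.3,-35,2)
```

```text
[-40.47929047  -3.44911346  17.22488046 118.93248047  28.05014941
  35.38806908 -45.15969199] [0.58801284 0.13628919 0.24978496] [1.44908302e+02 4.22631605e-02 8.67019252e+01] 0.010669431991232662 [ 0.04953038 -0.74233978 -2.45454454]
[-0.02, -0.64, 0.84, 0.12, -0.03, -0.01]
[-0.02, -0.64, 0.84, 0.12, -0.03, -0.01]
end tcp [0.588  0.1363 0.2304] [145.    0.   86.7]
```

View pics/sd16a.png

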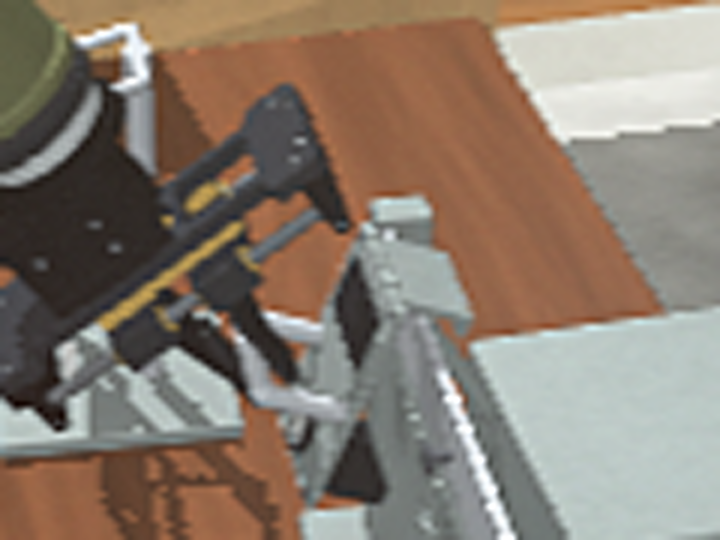

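View pics/sc16a.png

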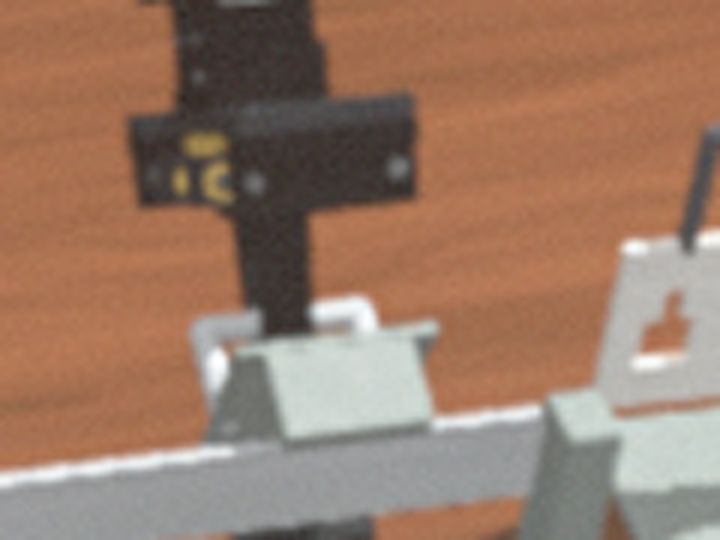

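Emit:
drive_tool(
  commands=[
    [0,-0.64,0.84,0.1,0,0,0],
    [0,-0.64,0.84,0.1,0,0,0],
    [0,0,0,0,0,0,0],
    [0,0,0,0,0,0,0],
  ],
)

```text
time_s: 19.32
tool_pos: [0.5873, 0.1365, 0.229]
tool_rot: [145.1, 0.0, 86.7]
force: [0.8, 0.2, -2.1]
grip_width: 0.0105
```

Run:
```python
from h import *
o=log();print(o['qpos'],o['tool_pos'],o['tool_rot'],o['grip_width'],o['force'])
snap('side','sd17');snap('scene','sc17')
crop('sd17',240,110,120,90,6,'sd17a')
s=None
for al,zt,li,n in [(20,14,3,1),(12,12,2.5,3),(5,10,2,3)]:
    X,Z=hand(al,zt,li); s=plan(rp(.13,X,Z),-3.3,-(55-al),n,s)
```

```text
[-40.31422982  -2.07593253  17.2940813  120.23090979  28.84819559
  33.00753971 -46.53356172] [0.58727028 0.13647066 0.22900713] [1.45085914e+02 1.43934301e-02 8.67033951e+01] 0.010455507724218218 [ 0.75204622  0.23261808 -2.11274085]
[-0.02, -0.13, -0.36, -0.07, 0.0, -0.01]
end tcp [0.5842 0.1365 0.2317] [145.    0.   86.7]
[0.0, -0.37, 0.4, -2.67, 0.0, 0.0]
[-0.0, -0.39, 0.39, -2.67, -0.0, -0.0]
[0.0, -0.41, 0.38, -2.67, 0.0, -0.0]
end tcp [0.5822 0.1366 0.2153] [137.    0.   86.7]
[-0.0, -0.34, 0.35, -2.33, -0.0, 0.0]
[0.0, -0.36, 0.34, -2.33, 0.0, -0.0]
[0.0, -0.37, 0.33, -2.33, -0.0, 0.0]
end tcp [0.582  0.1366 0.2006] [130.    0.   86.7]
```

View pics/sd17a.png

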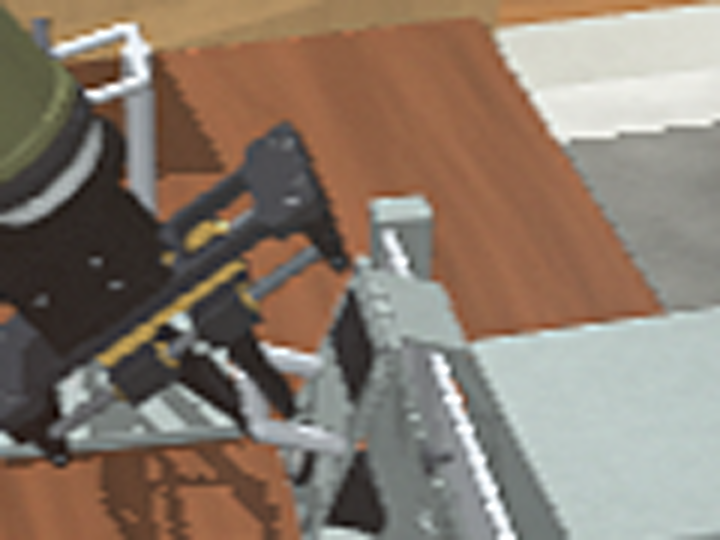

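Emit:
drive_tool(
  commands=[
    [0,-0.13,-0.36,0,0,0,0],
    [0,-0.37,0.4,-2.67,0,0,0],
    [0,-0.39,0.39,-2.67,0,0,0],
    [0,-0.41,0.38,-2.67,0,0,0],
    [0,0,0,0,0,0,0],
    [0,0,0,0,0,0,0],
  ],
  force=50,
)

```text
time_s: 19.92
tool_pos: [0.5818, 0.1368, 0.2154]
tool_rot: [137.1, 0.0, 86.7]
force: [0.5, 0.3, -2.3]
grip_width: 0.0104
```

Emit:
drive_tool(
  commands=[
    [0,-0.34,0.35,-2.33,0,0,0],
    [0,-0.36,0.34,-2.33,0,0,0],
    [0,-0.37,0.33,-2.33,0,0,0],
    [0,0,0,0,0,0,0],
    [0,0,0,0,0,0,0],
  ],
)

```text
time_s: 20.33
tool_pos: [0.5823, 0.1368, 0.2011]
tool_rot: [130.1, 0.0, 86.7]
force: [0.8, 0.4, -2.6]
grip_width: 0.0108
```

Run:
```python
from h import *
o=log();print(o['qpos'],o['tool_pos'],o['tool_rot'],o['grip_width'],o['force'])
snap('side','sd18');snap('scene','sc18')
crop('sd18',240,110,120,90,6,'sd18a')
crop('sc18',290,160,120,90,6,'sc18a')
s=None
for al,zt,li,n in [(2,9,1.5,2),(1,8,0,1)]:
    X,Z=hand(al,zt,li); s=plan(rp(.13,X,Z),-3.3,-(55-al),n,s)
```

```text
[-38.18235554  -2.25447545  11.18752905 131.28193101  78.17422603
  23.54401989 -97.41700185] [0.58226513 0.13679259 0.20108008] [1.30115170e+02 1.90364695e-02 8.66992754e+01] 0.010780628557558049 [ 0.79679283  0.43383224 -2.60977038]
[-0.02, -0.33, 0.24, -1.51, -0.0, -0.05]
[-0.02, -0.34, 0.23, -1.51, -0.0, -0.05]
end tcp [0.5823 0.1366 0.1939] [127.    0.   86.7]
[0.0, -0.31, 0.17, -1.0, -0.0, -0.0]
end tcp [0.5818 0.1367 0.1903] [126.    0.   86.7]
```

View pics/sd18a.png

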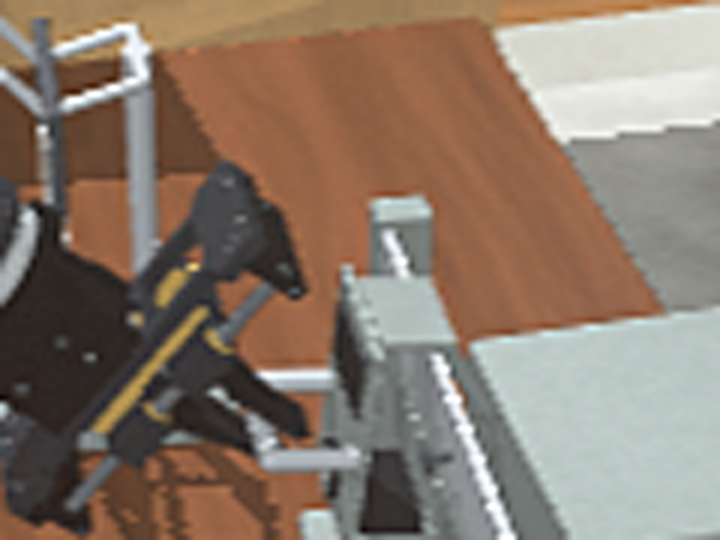

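View pics/sc18a.png

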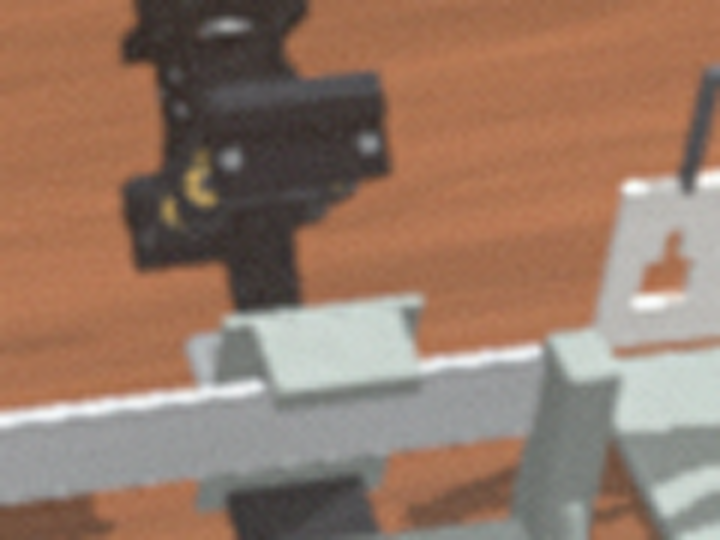

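Emit:
drive_tool(
  commands=[
    [0,-0.17,0.12,-0.75,0,0,0],
    [0,-0.17,0.12,-0.75,0,0,0],
    [0,-0.17,0.12,-0.75,0,0,0],
    [0,-0.17,0.11,-0.75,0,0,0],
    [0,0,0,0,0,0,0],
    [0,0,0,0,0,0,0],
  ],
)

```text
time_s: 20.93
tool_pos: [0.582, 0.1371, 0.1934]
tool_rot: [127.0, -0.1, 86.7]
force: [-0.1, -0.6, -2.8]
grip_width: 0.0105
```

Run:
```python
from h import *
o=log();print(o['qpos'],o['tool_pos'],o['tool_rot'],o['grip_width'],o['force'])
s=None
for al,zt,li,n in [(1,7,1,2),(1,6.5,-1,2)]:
    X,Z=hand(al,zt,li); s=plan(rp(.13,X,Z),-3.3,-(55-al),n,s)
```

```text
[ -38.28920239   -1.17656979   10.58664092  133.25209228   91.82290099
   24.42030931 -111.77659608] [0.58201756 0.13705648 0.19339463] [ 1.27027061e+02 -6.00440561e-02  8.66788940e+01] 0.010545919483122128 [-0.07899279 -0.59057369 -2.75563044]
[-0.02, -0.12, 0.01, -0.51, -0.01, -0.03]
[-0.02, -0.12, 0.01, -0.51, -0.01, -0.03]
end tcp [0.5808 0.1367 0.1913] [126.    0.   86.7]
[-0.0, -0.1, 0.04, 0.0, 0.0, 0.0]
[-0.0, -0.1, 0.04, 0.0, -0.0, -0.0]
end tcp [0.5803 0.1367 0.1894] [126.    0.   86.7]
```

Emit:
drive_tool(
  commands=[
    [0,-0.12,0.09,0,0,0,0],
    [0,-0.08,0.06,0,0,0,0],
    [0,0,0,0,0,0,0],
    [0,0,0,0,0,0,0],
  ],
)

```text
time_s: 21.27
tool_pos: [0.5825, 0.137, 0.1916]
tool_rot: [126.9, -0.1, 86.7]
force: [2.9, 0.2, 1.3]
grip_width: 0.0105
```

Run:
```python
from h import *
o=log();print(o['qpos'],o['tool_pos'],o['tool_rot'],o['grip_width'],o['force'])
snap('side','sd19');snap('scene','sc19')
crop('sd19',240,110,120,90,6,'sd19a')
crop('sc19',290,160,120,90,6,'sc19a')
```

```text
[ -38.26338145   -0.89762361   10.57871086  133.33805641   92.8893973
   24.44003391 -112.92176423] [0.5824862  0.13704529 0.19161203] [ 1.26893772e+02 -5.94766900e-02  8.66757222e+01] 0.010488223385276413 [2.87009814 0.1528782  1.3241072 ]
```

View pics/sd19a.png

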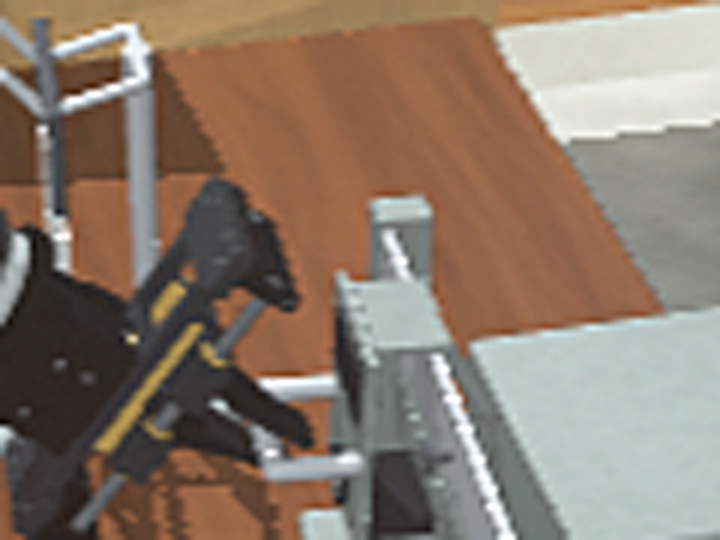

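View pics/sc19a.png

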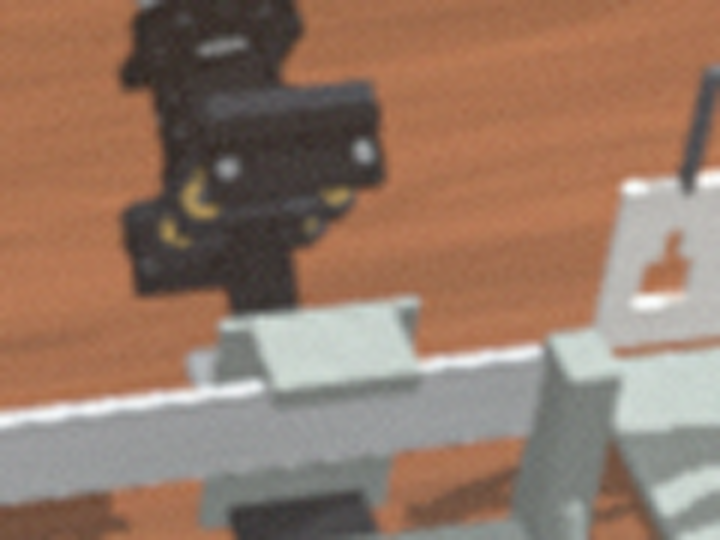

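Emit:
drive_tool(
  commands=[
    [0,0,0,0,0,0,0],
    [0,0,0,0,0,0,0.15],
    [0,0,0,0,0,0,0.2],
    [0,0,0,0,0,0,0.25],
    [0,0,0,0,0,0,0.3],
    [0,0,0,0,0,0,0.36],
    [0,0,0,0,0,0,0.36],
    [0,0,0,0,0,0,0.36],
  ],
  force=5,
)

```text
time_s: 22.03
tool_pos: [0.5813, 0.137, 0.1899]
tool_rot: [127.0, -0.0, 86.7]
force: [0.1, -1.1, 0.2]
grip_width: 0.0302
```

Run:
```python
from h import *
o=log();print(o['tool_pos'],o['tool_rot'],o['grip_width'],o['force'])
snap('side','sd20');snap('scene','sc20')
crop('sd20',240,110,120,90,6,'sd20a')
crop('sc20',290,160,120,90,6,'sc20a')
```

```text
[0.581323   0.13697835 0.18993415] [ 1.27039526e+02 -2.25574639e-02  8.67083915e+01] 0.030184214684686243 [ 0.10722404 -1.10799942  0.17291638]
```

View pics/sd20a.png

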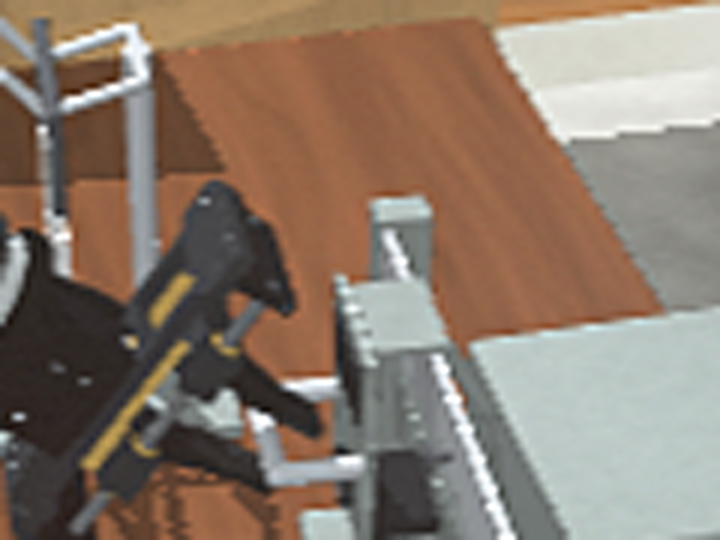

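View pics/sc20a.png

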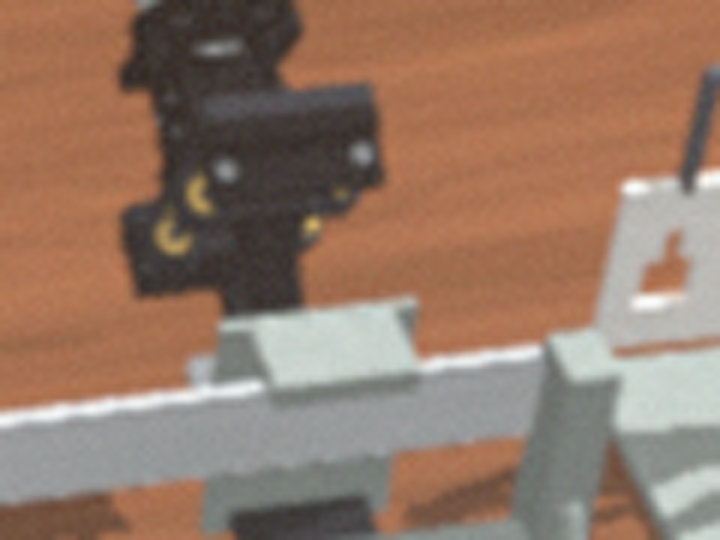

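Run:
```python
from h import *
o=env.get_obs();t,r=tool(o);g=t+.051*r[:,2]
z=r[:,2]; s=plan(g-.07*z,-3.3,-53,5)
s=plan([.47,.10,.30],-3.3,-25,8,s)
s=plan([.42,0,.36],-3.3,0,8,s)
```

```text
[0.0, -0.0, -1.4, -0.01, -0.0, -0.0]
[0.0, -0.0, -1.4, -0.01, -0.0, -0.0]
[0.0, -0.0, -1.4, -0.01, -0.0, -0.0]
[0.0, -0.0, -1.4, -0.01, -0.0, -0.0]
[-0.0, 0.0, -1.4, -0.01, -0.0, -0.0]
end tcp [0.5256 0.1402 0.2322] [127.   -0.   86.7]
[-0.54, 0.59, -1.67, 3.5, 0.0, -0.0]
[-0.54, 0.48, -1.68, 3.5, 0.0, -0.0]
[-0.54, 0.38, -1.69, 3.5, -0.0, 0.0]
[-0.54, 0.28, -1.69, 3.5, 0.0, 0.0]
[-0.54, 0.17, -1.69, 3.5, -0.0, -0.0]
[-0.54, 0.07, -1.67, 3.5, 0.0, -0.0]
[-0.54, -0.03, -1.66, 3.5, 0.0, -0.0]
[-0.54, -0.13, -1.63, 3.5, 0.0, 0.0]
end tcp [0.4485 0.1012 0.3462] [155.    0.   86.7]
[-1.28, 0.09, -0.91, 3.12, -0.0, 0.0]
[-1.28, 0.05, -0.89, 3.13, -0.0, -0.0]
[-1.28, -0.0, -0.88, 3.12, -0.0, 0.0]
[-1.28, -0.05, -0.86, 3.13, 0.0, 0.0]
[-1.28, -0.1, -0.84, 3.13, -0.0, 0.0]
[-1.28, -0.14, -0.82, 3.12, 0.0, -0.0]
[-1.28, -0.19, -0.8, 3.12, -0.0, 0.0]
[-1.28, -0.23, -0.77, 3.13, -0.0, -0.0]
end tcp [0.42  0.    0.411] [180.    0.   86.7]
```

Emit:
drive_tool(
  commands=[
    [0,0,-1.4,0,0,0,0.36],
    [0,0,-1.4,0,0,0,0.36],
    [0,0,-1.4,0,0,0,0.36],
    [0,0,-1.4,0,0,0,0.36],
    [0,0,-1.4,0,0,0,0.36],
    [-0.54,0.6,-1.67,3.5,0,0,0.6],
    [-0.54,0.5,-1.68,3.5,0,0,0.8],
    [-0.54,0.4,-1.69,3.5,0,0,1],
    [-0.54,0.3,-1.69,3.5,0,0,1],
    [-0.54,0.2,-1.69,3.5,0,0,1],
    [-0.54,0.07,-1.67,3.5,0,0,1],
    [-0.54,0,-1.66,3.5,0,0,1],
    [-0.54,-0.1,-1.63,3.5,0,0,1],
    [0,0,0,0,0,0,1],
    [0,0,0,0,0,0,1],
  ],
)

```text
time_s: 23.38
tool_pos: [0.482, 0.1151, 0.3167]
tool_rot: [150.4, 0.8, 85.5]
force: [-0.4, -0.2, -0.5]
grip_width: 0.0852
```

Emit:
drive_tool(
  commands=[
    [-1.28,0.7,-0.9,3.13,0,0,1],
    [-1.28,0.6,-0.9,3.13,0,0,1],
    [-1.28,0.6,-0.9,3.13,0,0,1],
    [-1.28,0.5,-0.9,3.13,0,0,1],
    [-1.28,0.5,-0.8,3.13,0,0,1],
    [-1.28,0.4,-0.8,3.13,0,0,1],
    [-1.28,0.4,-0.8,3.13,0,0,1],
    [-1.28,0.3,-0.8,3.13,0,0,1],
    [0,0,0,0,0,0,1],
    [0,0,0,0,0,0,1],
  ],
)

```text
time_s: 24.22
tool_pos: [0.4892, 0.0132, 0.3933]
tool_rot: [175.6, 0.9, 85.5]
force: [-0.1, 0.1, -0.3]
grip_width: 0.0867
```

Run:
```python
from h import *
o=log();print(o['qpos'],o['tool_pos'],o['tool_rot'],o['grip_width'],o['force'])
snap('side','sd21');snap('wrist','w21');snap('scene','sc21')
crop('sc21',290,160,120,90,6,'sc21a')
```

```text
[-12.08481087  -5.91555695   5.8848457   98.49103139   2.31408698
  83.26248171 -10.8268978 ] [0.489205   0.01319877 0.39329382] [175.62349924   0.90086831  85.53654164] 0.08671383547876227 [-0.05490079  0.0637109  -0.30356348]
```

View pics/sd21.png

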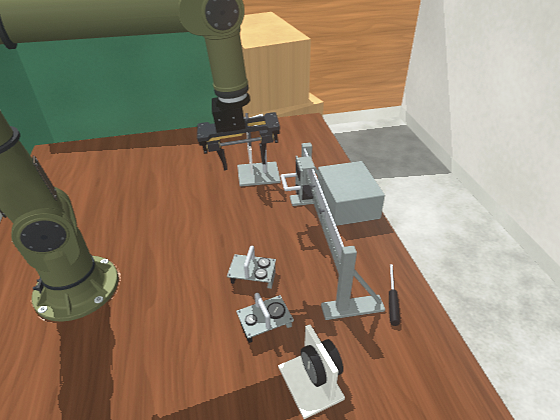

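View pics/w21.png

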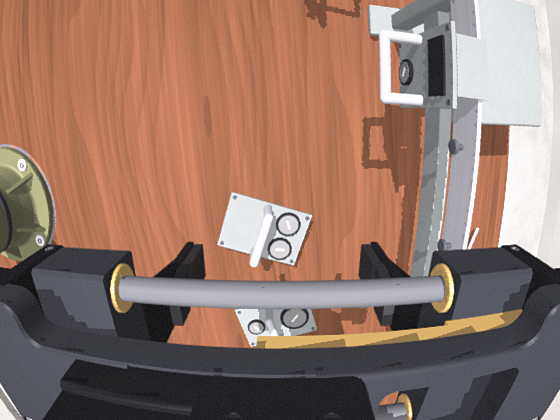

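View pics/sc21a.png

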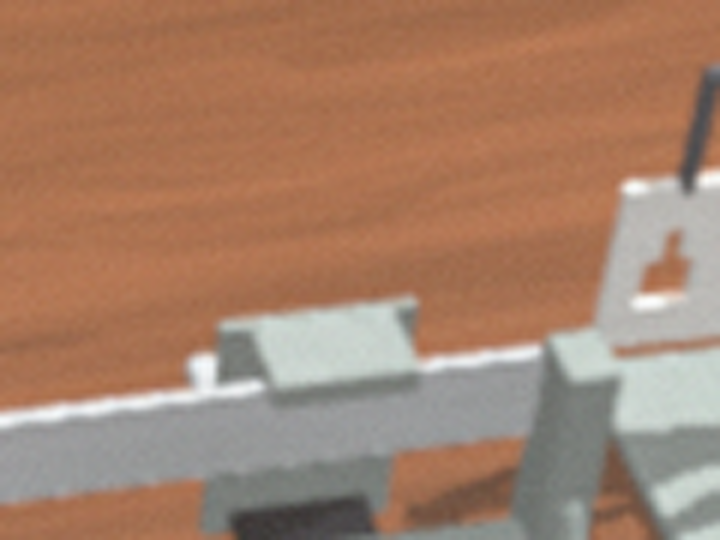

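Run:
```python
from h import *
crop('w21',205,180,120,90,6,'w21a')
```

```text
(no output)
```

View pics/w21a.png

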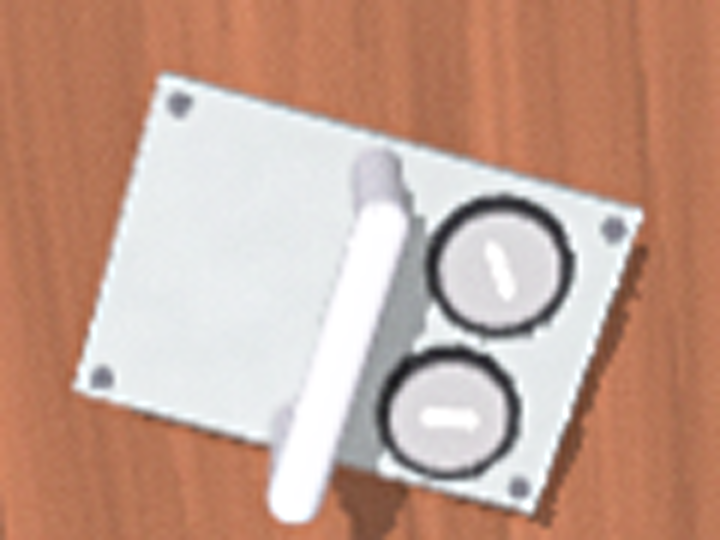

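Run:
```python
from h import *
c=np.array([[162,75],[642,210],[532,514],[75,390]])/6+[205,180]
p,e=fitpanel('w21',c,x0=(.48,-.07,-.3));print(p,np.degrees(p[2]),e)
ya=np.degrees(p[2])
for u,v in [(385,205),(295,500)]: print(wz('w21',205+u/6,180+v/6,.087))
h=p[:2]-.005*np.array([np.cos(p[2]),np.sin(p[2])]);print('handle',h)
G=np.r_[h,.084]; z=TR(ya,35).as_matrix()[:,2]
s=plan(G-.09*z,ya,35,14); print()
plan(G,ya,35,6,s)
```

```text
[ 0.48304739 -0.07554581 -0.38591271] -22.11116939037818 0.34526362167684965
[ 0.49199086 -0.036919    0.087     ]
[ 0.4655092  -0.10488742  0.087     ]
handle [ 0.47841512 -0.07366379]
[-0.76, 0.45, 1.36, 2.8, 0.4, 1.24]
[-0.76, 0.53, 1.34, 2.8, 0.4, 1.24]
[-0.77, 0.61, 1.32, 2.8, 0.4, 1.24]
[-0.77, 0.69, 1.3, 2.8, 0.4, 1.24]
[-0.77, 0.77, 1.27, 2.8, 0.4, 1.24]
[-0.76, 0.84, 1.24, 2.8, 0.4, 1.24]
[-0.76, 0.92, 1.2, 2.8, 0.4, 1.24]
[-0.75, 0.99, 1.16, 2.8, 0.4, 1.24]
[-0.74, 1.06, 1.12, 2.8, 0.4, 1.24]
[-0.73, 1.13, 1.07, 2.8, 0.4, 1.24]
[-0.72, 1.19, 1.02, 2.8, 0.4, 1.24]
[-0.7, 1.26, 0.97, 2.8, 0.4, 1.24]
[-0.69, 1.32, 0.91, 2.8, 0.4, 1.24]
[-0.67, 1.37, 0.86, 2.8, 0.4, 1.24]
end tcp [ 0.5533 -0.1041  0.1995] [-145.     0.    67.9]

[0.0, 0.0, 1.5, 0.0, 0.0, 0.0]
[0.0, 0.0, 1.5, 0.0, -0.0, 0.0]
[0.0, 0.0, 1.5, -0.0, -0.0, 0.0]
[-0.0, -0.0, 1.5, 0.0, 0.0, 0.0]
[0.0, 0.0, 1.5, 0.0, 0.0, 0.0]
[0.0, 0.0, 1.5, 0.0, 0.0, 0.0]
end tcp [ 0.5055 -0.0847  0.1258] [-145.     0.    67.9]
```

Emit:
drive_tool(
  commands=[
    [-0.76,0.45,1.36,2.8,0.4,1.24,0.6],
    [-0.76,0.53,1.34,2.8,0.4,1.24,0.5],
    [-0.77,0.61,1.32,2.8,0.4,1.24,0.4],
    [-0.77,0.69,1.3,2.8,0.4,1.24,0.36],
    [-0.77,0.77,1.27,2.8,0.4,1.24,0.36],
    [-0.76,0.84,1.24,2.8,0.4,1.24,0.36],
    [-0.76,0.92,1.2,2.8,0.4,1.24,0.36],
    [-0.75,1,1.16,2.8,0.4,1.24,0.36],
    [-0.74,1.06,1.12,2.8,0.4,1.24,0.36],
    [-0.73,1.13,1.07,2.8,0.4,1.24,0.36],
    [-0.72,1.2,1.02,2.8,0.4,1.24,0.36],
    [-0.7,1.26,0.97,2.8,0.4,1.24,0.36],
    [-0.69,1.32,0.91,2.8,0.4,1.24,0.36],
    [-0.67,1.37,0.86,2.8,0.4,1.24,0.36],
    [0,0,0,0,0,0,0.36],
    [0,0,0,0,0,0,0.36],
  ],
)

```text
time_s: 25.7
tool_pos: [0.5535, -0.1051, 0.1988]
tool_rot: [-144.8, 0.1, 67.8]
force: [-0.0, 0.3, 1.2]
grip_width: 0.0315
```

Run:
```python
from h import *
o=log();print(o['qpos'],o['tool_pos'],o['tool_rot'],o['grip_width'])
snap('wrist','w22')
G=[.4784,-.0733,.084];ya=-22.1
z=TR(ya,35).as_matrix()[:,2]
s=plan(G-.04*z,ya,35,4);plan(G,ya,35,3,s)
```

```text
[  1.24650548  34.0562809   14.72324628  79.43586364 -11.91846783
 102.65716918  -5.05604811] [ 0.55347763 -0.10511615  0.19884149] [-1.44846672e+02  7.44437303e-02  6.77745610e+01] 0.031468108022698546
[0.01, -0.0, 1.28, 0.0, -0.01, -0.01]
[0.01, -0.0, 1.28, 0.0, -0.01, -0.01]
[0.01, -0.0, 1.28, 0.0, -0.01, -0.01]
[0.01, -0.0, 1.28, 0.0, -0.01, -0.01]
end tcp [ 0.5268 -0.0929  0.1585] [-145.     0.    67.9]
[-0.0, -0.0, 1.33, 0.0, 0.0, 0.0]
[-0.0, -0.0, 1.33, 0.0, 0.0, 0.0]
[-0.0, -0.0, 1.33, -0.0, 0.0, 0.0]
end tcp [ 0.5055 -0.0843  0.1258] [-145.     0.    67.9]
```

View pics/w22.png

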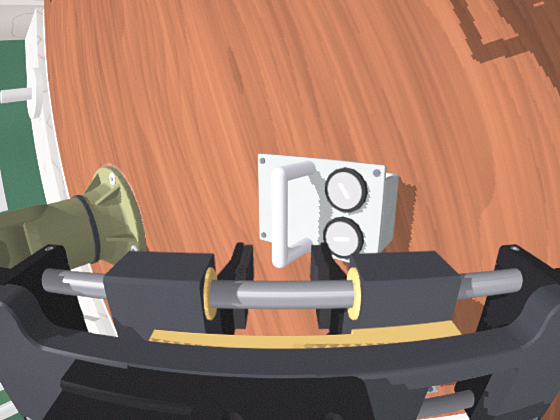

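Emit:
drive_tool(
  commands=[
    [0,0,1.28,0,0,0,0.36],
    [0,0,1.28,0,0,0,0.36],
    [0,0,1.28,0,0,0,0.36],
    [0,0,1.28,0,0,0,0.36],
    [0,0,1.33,0,0,0,0.36],
    [0,0,1.33,0,0,0,0.36],
    [0,0,1.33,0,0,0,0.36],
    [0,0,0.1,0,0,0,0.36],
    [0,0,0,0,0,0,0.36],
  ],
  force=50,
)

```text
time_s: 26.5
tool_pos: [0.5054, -0.0844, 0.1267]
tool_rot: [-145.1, -0.1, 67.9]
force: [0.4, 0.5, 0.1]
grip_width: 0.0315
```

Run:
```python
from h import *
o=log();print(o['tool_pos'],o['tool_rot'],o['grip_width'],o['force'])
snap('wrist','w23')
t,r=tool(o);print(t+.051*r[:,2])
```

```text
[ 0.50535408 -0.08442706  0.12672   ] [-1.45114475e+02 -6.06415553e-02  6.78701793e+01] 0.031499413185533086 [0.39625363 0.54601065 0.11052468]
[ 0.47835068 -0.07339795  0.0848849 ]
```

View pics/w23.png

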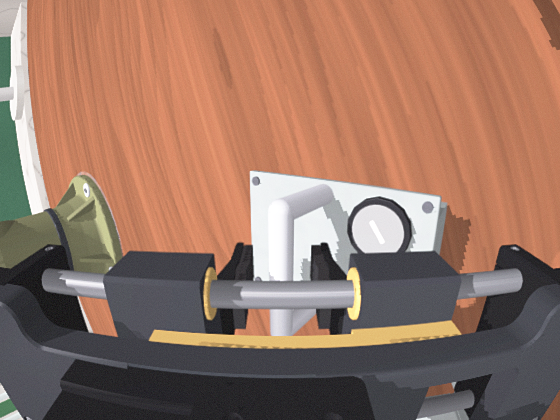

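Emit:
drive_tool(
  commands=[
    [0,0,0,0,0,0,0.2],
    [0,0,0,0,0,0,0],
    [0,0,0,0,0,0,0],
    [0,0,0,0,0,0,0],
    [0,0,0,0,0,0,0],
    [0,0,0,0,0,0,0],
  ],
  force=50,
)

```text
time_s: 27.05
tool_pos: [0.5046, -0.0853, 0.1265]
tool_rot: [-144.8, 0.0, 67.8]
force: [-2.3, 1.3, 7.3]
grip_width: 0.0104
```

Run:
```python
from h import *
o=log();print(o['tool_pos'],o['tool_rot'],o['grip_width'],o['force'])
t,r=tool(o);g=t+.051*r[:,2]; print(g)
s=plan(g+[0,0,.066],-22.1,35,5);print()
s=plan([.51,-.03,.27],-12,0,10,s);print()
s=plan(rp(0,-.12,.05),-3.3,-35,10,s)
```

```text
[ 0.50459676 -0.085333    0.12652252] [-1.44806276e+02  7.05340787e-03  6.77617168e+01] 0.010425444118282445 [-2.25366932  1.31465215  7.3407252 ]
[ 0.47738768 -0.07421351  0.08484491]
[0.0, -0.76, -1.08, -0.04, -0.01, -0.02]
[0.0, -0.76, -1.08, -0.04, -0.01, -0.02]
[0.0, -0.76, -1.08, -0.04, -0.01, -0.02]
[0.0, -0.76, -1.08, -0.04, -0.01, -0.02]
[0.0, -0.76, -1.08, -0.04, -0.01, -0.02]
end tcp [ 0.5045 -0.0852  0.1926] [-145.     0.    67.9]

[0.56, -0.88, -1.04, -3.49, -0.31, -0.98]
[0.56, -0.81, -1.08, -3.49, -0.31, -0.98]
[0.56, -0.73, -1.11, -3.49, -0.31, -0.98]
[0.56, -0.65, -1.14, -3.49, -0.31, -0.98]
[0.56, -0.57, -1.16, -3.49, -0.31, -0.98]
[0.56, -0.49, -1.17, -3.49, -0.31, -0.98]
[0.56, -0.41, -1.19, -3.49, -0.31, -0.98]
[0.55, -0.33, -1.19, -3.49, -0.31, -0.98]
[0.54, -0.25, -1.19, -3.49, -0.31, -0.98]
[0.53, -0.17, -1.19, -3.49, -0.31, -0.98]
end tcp [ 0.51  -0.03   0.321] [180.   0.  78.]

[0.47, 0.23, 0.01, -3.49, 0.27, -0.84]
[0.46, 0.24, 0.05, -3.49, 0.27, -0.84]
[0.45, 0.24, 0.08, -3.49, 0.27, -0.84]
[0.44, 0.25, 0.12, -3.49, 0.27, -0.84]
[0.43, 0.25, 0.15, -3.49, 0.27, -0.84]
[0.42, 0.24, 0.19, -3.49, 0.27, -0.84]
[0.42, 0.24, 0.22, -3.49, 0.27, -0.84]
[0.41, 0.23, 0.26, -3.49, 0.27, -0.84]
[0.4, 0.22, 0.29, -3.49, 0.27, -0.84]
[0.39, 0.21, 0.33, -3.49, 0.27, -0.84]
end tcp [0.5444 0.0086 0.3118] [145.    0.   86.7]
```

Emit:
drive_tool(
  commands=[
    [0,-0.76,-1.08,0,0,0,0],
    [0,-0.76,-1.08,0,0,0,0],
    [0,-0.76,-1.08,0,0,0,0],
    [0,-0.76,-1.08,0,0,0,0],
    [0,-0.76,-1.08,0,0,0,0],
    [0.56,-0.88,-1.04,-3.5,-0.31,-0.98,0],
    [0.56,-0.8,-1.08,-3.5,-0.31,-0.98,0],
    [0.56,-0.73,-1.11,-3.5,-0.31,-0.98,0],
    [0.56,-0.65,-1.14,-3.5,-0.31,-0.98,0],
    [0.56,-0.57,-1.16,-3.5,-0.31,-0.98,0],
    [0.56,-0.49,-1.17,-3.5,-0.31,-0.98,0],
    [0.56,-0.41,-1.19,-3.5,-0.31,-0.98,0],
    [0.55,-0.33,-1.19,-3.5,-0.31,-0.98,0],
    [0.54,-0.25,-1.19,-3.5,-0.31,-0.98,0],
    [0.53,-0.17,-1.19,-3.5,-0.31,-0.98,0],
    [0,0,0,0,0,0,0],
    [0,0,0,0,0,0,0],
  ],
)

```text
time_s: 28.47
tool_pos: [0.5101, -0.0302, 0.3207]
tool_rot: [179.9, -0.0, 77.9]
force: [0.0, -0.5, -3.4]
grip_width: 0.0104
```

Run:
```python
from h import *
o=log();print(o['qpos'],o['tool_pos'],o['tool_rot'],o['grip_width'],o['force'])
snap('wrist','w24')
s=plan(rp(0,-.12,.05),-3.3,-35,10)
```

```text
[-9.97181469e+00  4.07389976e-01  1.04529709e+01  1.00564210e+02
 -5.91407529e-02  7.89412764e+01 -1.16025056e+01] [ 0.51008522 -0.03017879  0.32071763] [ 1.79904837e+02 -3.35737136e-03  7.79053635e+01] 0.010439260710112998 [ 0.04739579 -0.49675087 -3.35218539]
[0.48, 0.23, -0.01, -3.5, 0.28, -0.86]
[0.47, 0.24, 0.03, -3.5, 0.28, -0.86]
[0.46, 0.24, 0.07, -3.5, 0.28, -0.86]
[0.45, 0.25, 0.1, -3.5, 0.28, -0.86]
[0.44, 0.25, 0.14, -3.5, 0.28, -0.86]
[0.43, 0.24, 0.17, -3.5, 0.28, -0.86]
[0.42, 0.24, 0.21, -3.5, 0.28, -0.86]
[0.41, 0.23, 0.25, -3.5, 0.28, -0.86]
[0.41, 0.22, 0.28, -3.5, 0.28, -0.86]
[0.4, 0.21, 0.31, -3.5, 0.28, -0.86]
end tcp [0.5444 0.0086 0.3118] [145.    0.   86.7]
```

View pics/w24.png

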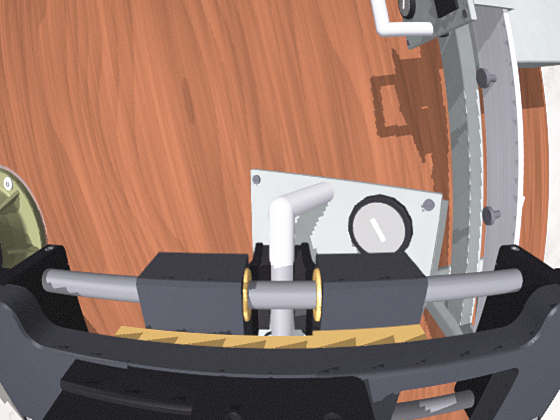

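Emit:
drive_tool(
  commands=[
    [0.48,0.23,0,-3.5,0.28,-0.86,0],
    [0.47,0.24,0.03,-3.5,0.28,-0.86,0],
    [0.46,0.24,0.07,-3.5,0.28,-0.86,0],
    [0.45,0.25,0.1,-3.5,0.28,-0.86,0],
    [0.44,0.25,0.14,-3.5,0.28,-0.86,0],
    [0.43,0.24,0.17,-3.5,0.28,-0.86,0],
    [0.42,0.24,0.21,-3.5,0.28,-0.86,0],
    [0.41,0.23,0.25,-3.5,0.28,-0.86,0],
    [0.41,0.22,0.28,-3.5,0.28,-0.86,0],
    [0.4,0.21,0.31,-3.5,0.28,-0.86,0],
    [0,0,0,0,0,0,0],
    [0,0,0,0,0,0,0],
  ],
)

```text
time_s: 29.52
tool_pos: [0.5437, 0.0079, 0.309]
tool_rot: [145.3, 0.0, 86.7]
force: [0.1, -1.1, -4.0]
grip_width: 0.0103
```

Run:
```python
from h import *
o=log();print(o['qpos'],o['tool_pos'],o['tool_rot'],o['grip_width'],o['force'])
snap('side','sd25');crop('sd25',220,90,160,120,5,'sd25a')
s=plan(rp(0,-.0838,.05),-3.3,-35,4)
X,Z=hand(20,18,12);s=plan(rp(0,X,Z),-3.3,-35,7,s)
```

```text
[-11.34501899 -14.88563226   3.84406904 121.47631658  11.13805696
  39.60699181 -17.10059763] [0.54374205 0.00790223 0.30901282] [1.45261970e+02 3.70655513e-02 8.66535995e+01] 0.01034533923861006 [ 0.07646676 -1.05984668 -4.00794656]
[0.02, 0.76, 0.48, -0.04, 0.01, -0.01]
[0.02, 0.76, 0.48, -0.04, 0.01, -0.01]
[0.02, 0.76, 0.48, -0.04, 0.01, -0.01]
[0.02, 0.76, 0.48, -0.04, 0.01, -0.01]
end tcp [0.5805 0.0065 0.3118] [145.    0.   86.7]
[0.0, -0.59, 0.85, 0.0, 0.0, 0.0]
[-0.0, -0.59, 0.85, 0.0, 0.0, 0.0]
[0.0, -0.59, 0.85, -0.0, 0.0, -0.0]
[-0.0, -0.59, 0.85, 0.0, 0.0, 0.0]
[0.0, -0.59, 0.85, 0.0, -0.0, -0.0]
[-0.0, -0.59, 0.85, 0.0, -0.0, -0.0]
[0.0, -0.59, 0.85, 0.0, 0.0, 0.0]
end tcp [0.5805 0.0065 0.2394] [145.    0.   86.7]
```

View pics/sd25a.png

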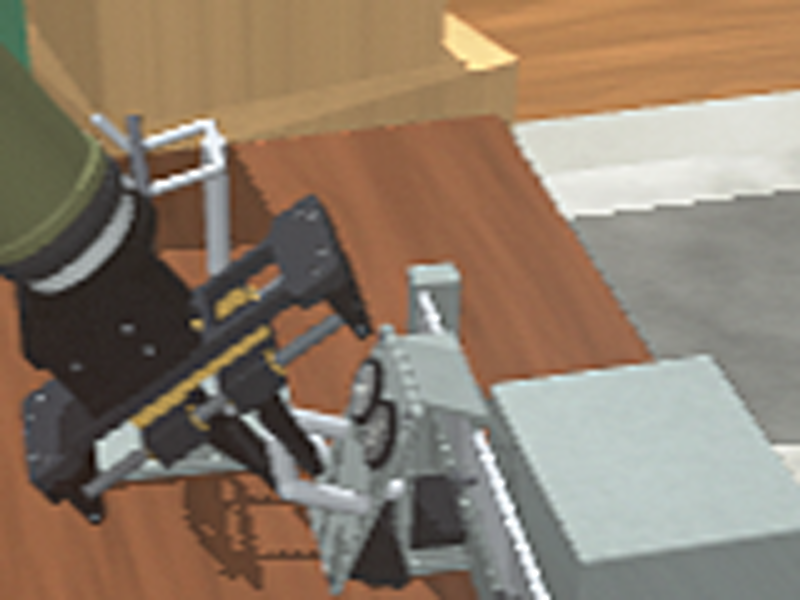

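Emit:
drive_tool(
  commands=[
    [0,0.76,0.48,0,0,0,0],
    [0,0.76,0.48,0,0,0,0],
    [0,0.76,0.48,0,0,0,0],
    [0,0.76,0.48,0,0,0,0],
    [0,-0.59,0.85,0,0,0,0],
    [0,-0.59,0.85,0,0,0,0],
    [0,-0.59,0.85,0,0,0,0],
    [0,-0.59,0.85,0,0,0,0],
    [0,-0.59,0.85,0,0,0,0],
    [0,-0.59,0.85,0,0,0,0],
    [0,0,0,0,0,0,0],
    [0,0,0,0,0,0,0],
  ],
)

```text
time_s: 30.57
tool_pos: [0.5808, 0.0069, 0.2502]
tool_rot: [144.9, 0.0, 86.8]
force: [0.4, -0.2, -3.2]
grip_width: 0.0105
```

Run:
```python
from h import *
o=log();print(o['qpos'],o['tool_pos'],o['tool_rot'],o['grip_width'],o['force'])
snap('side','sd26');crop('sd26',240,110,120,90,6,'sd26a')
snap('scene','sc26');crop('sc26',240,160,120,90,6,'sc26a')
X,Z=hand(20,18,3);s=plan(rp(0,X,Z),-3.3,-35,2)
for al,zt,li,n in [(20,14,3,1),(12,12,2.5,3),(5,10,2,4)]:
    X,Z=hand(al,zt,li); s=plan(rp(0,X,Z),-3.3,-(55-al),n,s)
```

```text
[-11.13219811  -6.99443137   4.79465292 122.2194144   11.81683662
  30.57049083 -17.75764217] [0.58078807 0.00687634 0.25017561] [1.44939189e+02 2.74909561e-03 8.67742935e+01] 0.010520594179785675 [ 0.35201358 -0.18182389 -3.24602045]
[-0.03, -0.68, 0.85, 0.12, -0.04, 0.03]
[-0.03, -0.68, 0.85, 0.12, -0.04, 0.03]
end tcp [0.5805 0.0065 0.2304] [145.    0.   86.7]
[-0.0, -0.23, -0.33, 0.0, 0.0, 0.0]
end tcp [0.5768 0.0067 0.2317] [145.    0.   86.7]
[0.0, -0.37, 0.4, -2.67, 0.0, 0.0]
[-0.0, -0.39, 0.39, -2.67, 0.0, 0.0]
[-0.0, -0.41, 0.38, -2.67, 0.0, -0.0]
end tcp [0.5747 0.0068 0.2153] [137.   -0.   86.7]
[0.0, -0.26, 0.26, -1.75, 0.0, 0.0]
[-0.0, -0.26, 0.26, -1.75, 0.0, -0.0]
[-0.0, -0.27, 0.25, -1.75, -0.0, 0.0]
[0.0, -0.28, 0.25, -1.75, 0.0, -0.0]
end tcp [0.5745 0.0069 0.2006] [130.    0.   86.7]
```

View pics/sd26a.png

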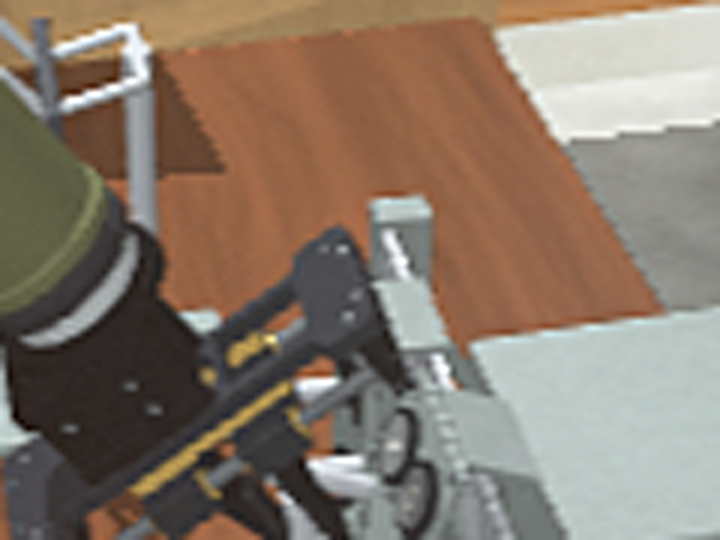

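View pics/sc26a.png

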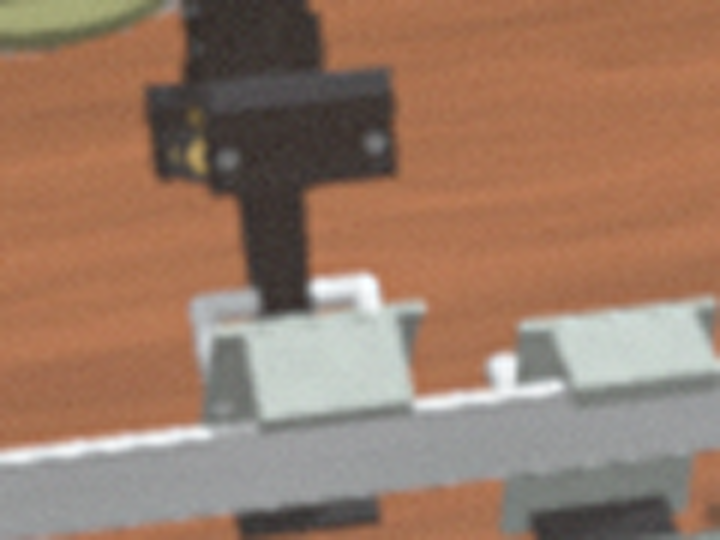

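Emit:
drive_tool(
  commands=[
    [0,-0.68,0.85,0.1,0,0,0],
    [0,-0.68,0.85,0.1,0,0,0],
    [0,-0.23,-0.33,0,0,0,0],
    [0,-0.37,0.4,-2.67,0,0,0],
    [0,-0.39,0.39,-2.67,0,0,0],
    [0,-0.41,0.38,-2.67,0,0,0],
    [0,0,0,0,0,0,0],
    [0,0,0,0,0,0,0],
  ],
)

```text
time_s: 31.33
tool_pos: [0.5735, 0.0072, 0.2139]
tool_rot: [137.2, 0.0, 86.8]
force: [-0.4, 1.0, -2.4]
grip_width: 0.0104
```

Run:
```python
from h import *
o=log();print(o['qpos'],o['tool_pos'],o['tool_rot'],o['grip_width'],o['force'])
s=None
for al,zt,li,n in [(5,10,2,4),(2,9,1.5,3)]:
    X,Z=hand(al,zt,li); s=plan(rp(0,X,Z),-3.3,-(55-al),n,s)
```

```text
[-7.09103514e+00 -7.34187486e+00  9.22304683e-02  1.30471829e+02
  2.60045458e+01  1.60294433e+01 -3.26184468e+01] [0.57347967 0.00723838 0.21394961] [1.37150774e+02 2.68201075e-02 8.67868187e+01] 0.01040369533292254 [-0.3805487   1.04169334 -2.36872667]
[-0.01, -0.21, 0.26, -1.79, -0.01, 0.02]
[-0.01, -0.22, 0.25, -1.79, -0.01, 0.02]
[-0.01, -0.22, 0.25, -1.79, -0.01, 0.02]
[-0.01, -0.23, 0.25, -1.79, -0.01, 0.02]
end tcp [0.5745 0.0069 0.2006] [130.    0.   86.7]
[-0.0, -0.16, 0.15, -1.0, 0.0, 0.0]
[-0.0, -0.17, 0.15, -1.0, 0.0, 0.0]
[-0.0, -0.17, 0.15, -1.0, 0.0, -0.0]
end tcp [0.5748 0.0068 0.1939] [127.    0.   86.7]
```

Emit:
drive_tool(
  commands=[
    [0,-0.21,0.26,-1.79,0,0,0],
    [0,-0.22,0.25,-1.79,0,0,0],
    [0,0,0,0,0,0,0],
    [0,0,0,0,0,0,0],
  ],
)

```text
time_s: 31.67
tool_pos: [0.5744, 0.0067, 0.2077]
tool_rot: [133.6, 0.1, 86.7]
force: [0.4, -0.0, -3.3]
grip_width: 0.0103
```

Run:
```python
from h import *
o=log();print(o['qpos'],o['tool_pos'],o['tool_rot'],o['grip_width'],o['force'])
s=None
for al,zt,li,n in [(5,10,2,2),(2,9,1.5,3)]:
    X,Z=hand(al,zt,li); s=plan(rp(0,X,Z),-3.3,-(55-al),n,s)
```

```text
[ -0.930777    -6.98490326  -6.07187155 132.7852573   40.21488701
  10.76539068 -47.31091543] [0.57441578 0.0066569  0.20766736] [1.33569115e+02 5.22666563e-02 8.67134937e+01] 0.010337686282493975 [ 0.39332115 -0.04188996 -3.26851118]
[0.01, -0.26, 0.25, -1.78, 0.01, 0.02]
[0.01, -0.26, 0.24, -1.78, 0.01, 0.02]
end tcp [0.5745 0.0069 0.2006] [130.    0.   86.7]
[-0.0, -0.16, 0.15, -1.0, 0.0, 0.0]
[-0.0, -0.17, 0.15, -1.0, -0.0, 0.0]
[-0.0, -0.17, 0.15, -1.0, 0.0, 0.0]
end tcp [0.5748 0.0068 0.1939] [127.    0.   86.7]
```

Run:
```python
from h import *
s=None
for al,zt,li,n in [(8.5,11,0.5,2),(5,9.5,.3,3),(2,8.5,0,3),(0,7.5,-.5,2)]:
    X,Z=hand(al,zt,li); s=plan(rp(0,X,Z),-3.3,-46.4,n,s)
```

```text
[0.01, -0.05, 0.05, 0.02, 0.01, 0.02]
[0.01, -0.05, 0.05, 0.02, 0.01, 0.02]
end tcp [0.5745 0.0069 0.2063] [133.6   0.   86.7]
[-0.0, -0.08, 0.16, 0.0, 0.0, 0.0]
[-0.0, -0.08, 0.16, 0.0, 0.0, 0.0]
[0.0, -0.08, 0.16, 0.0, -0.0, -0.0]
end tcp [0.5761 0.0068 0.2013] [133.6   0.   86.7]
[-0.0, -0.06, 0.15, 0.0, 0.0, 0.0]
[-0.0, -0.06, 0.15, 0.0, 0.0, 0.0]
[-0.0, -0.06, 0.15, 0.0, 0.0, 0.0]
end tcp [0.5781 0.0066 0.1969] [133.6   0.   86.7]
[-0.0, -0.08, 0.15, 0.0, 0.0, 0.0]
[0.0, -0.08, 0.15, 0.0, 0.0, 0.0]
end tcp [0.5792 0.0066 0.1937] [133.6   0.   86.7]
```

Emit:
drive_tool(
  commands=[
    [0,0,0,0,0,0,0],
  ],
)

```text
time_s: 31.75
tool_pos: [0.5748, 0.0068, 0.2083]
tool_rot: [133.5, -0.0, 86.7]
force: [0.7, -1.1, -3.2]
grip_width: 0.0106
```

Lower almost to contact, then lighten the grip.

Emit:
drive_tool(
  commands=[
    [0,-0.07,0.07,0,0,0,0],
    [0,-0.07,0.07,0,0,0,0],
    [0,0,0,0,0,0,0],
    [0,0,0,0,0,0,0],
  ],
)

```text
time_s: 32.08
tool_pos: [0.5751, 0.0075, 0.2066]
tool_rot: [133.4, -0.0, 86.8]
force: [0.6, -0.5, -2.1]
grip_width: 0.0103
```

Emit:
drive_tool(
  commands=[
    [0,0,0,0,0,0,0],
    [0,0,0,0,0,0,0],
    [0,0,0,0,0,0,0],
  ],
  force=6,
)

```text
time_s: 32.33
tool_pos: [0.575, 0.0076, 0.2066]
tool_rot: [133.4, -0.0, 86.8]
force: [0.6, -0.1, -1.1]
grip_width: 0.0113
```

Emit:
drive_tool(
  commands=[
    [0,-0.08,0.16,0,0,0,0],
    [0,-0.08,0.16,0,0,0,0],
    [0,-0.08,0.16,0,0,0,0],
    [0,0,0,0,0,0,0],
    [0,0,0,0,0,0,0],
  ],
)

```text
time_s: 32.75
tool_pos: [0.5774, 0.0075, 0.2021]
tool_rot: [133.3, -0.1, 86.8]
force: [3.5, -0.2, 1.5]
grip_width: 0.0116
```

Run:
```python
from h import *
o=log();print(o['qpos'],o['tool_pos'],o['tool_rot'],o['grip_width'],o['force'])
snap('side','sd27');crop('sd27',240,110,120,90,6,'sd27a')
snap('scene','sc27');crop('sc27',240,160,120,90,6,'sc27a')
```

```text
[  0.7119129   -6.01547986  -7.66791828 132.8392194   44.32006959
   9.67416096 -51.49876506] [0.57739628 0.00748433 0.20206313] [ 1.33316772e+02 -5.19436718e-02  8.68116469e+01] 0.01155582467677235 [ 3.51807294 -0.22549292  1.49191537]
```

View pics/sd27a.png

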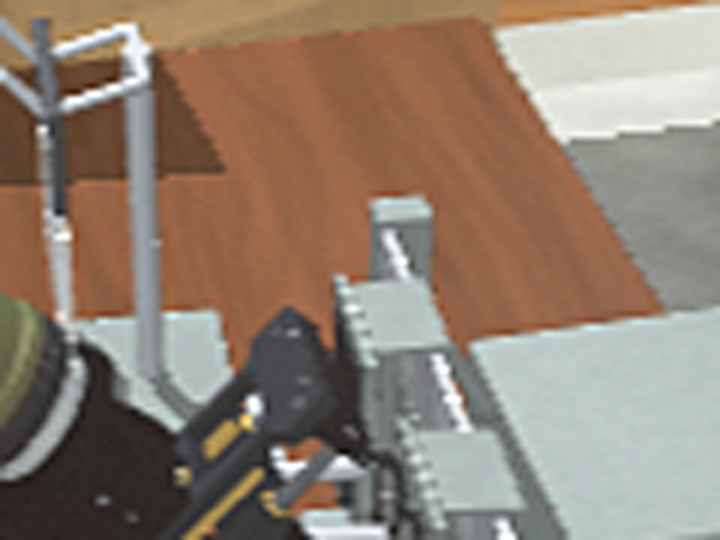

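View pics/sc27a.png

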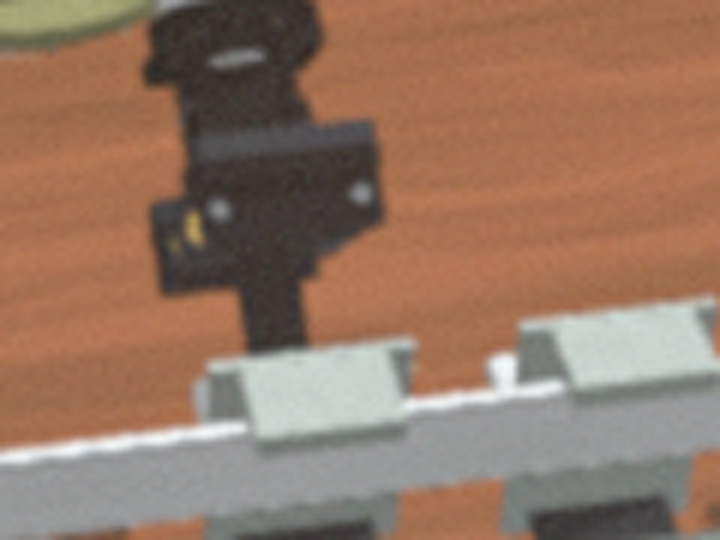

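Emit:
drive_tool(
  commands=[
    [0,-0.06,0.15,0,0,0,0],
    [0,-0.06,0.15,0,0,0,0],
    [0,-0.06,0.15,0,0,0,0],
    [0,0,0,0,0,0,0],
  ],
)

```text
time_s: 33.18
tool_pos: [0.5784, 0.0073, 0.1961]
tool_rot: [133.5, -0.0, 86.8]
force: [4.1, 0.1, 1.6]
grip_width: 0.0117
```

Emit:
drive_tool(
  commands=[
    [0,-0.08,0.15,0,0,0,0],
    [0,0,0,0,0,0,0],
    [0,0,0,0,0,0,0],
  ],
)

```text
time_s: 33.43
tool_pos: [0.5791, 0.0072, 0.1951]
tool_rot: [133.4, -0.0, 86.8]
force: [2.0, -0.3, 4.2]
grip_width: 0.0117
```

Run:
```python
from h import *
o=log();print(o['qpos'],o['tool_pos'],o['tool_rot'],o['grip_width'],o['force'])
snap('side','sd28');crop('sd28',240,150,120,90,6,'sd28a')
snap('scene','sc28');crop('sc28',240,160,120,90,6,'sc28a')
```

```text
[  2.14180194  -5.03236367  -9.04144517 132.88122114  48.40096475
   9.03552731 -55.59920457] [0.57908799 0.00716971 0.19508159] [ 1.33423917e+02 -1.75055613e-02  8.67838887e+01] 0.011731847673089416 [ 2.00917522 -0.26660338  4.15719315]
```

View pics/sd28a.png

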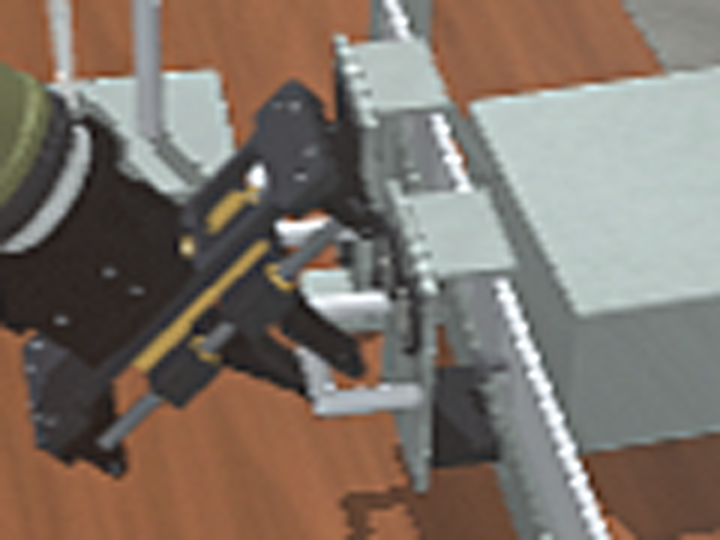

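View pics/sc28a.png

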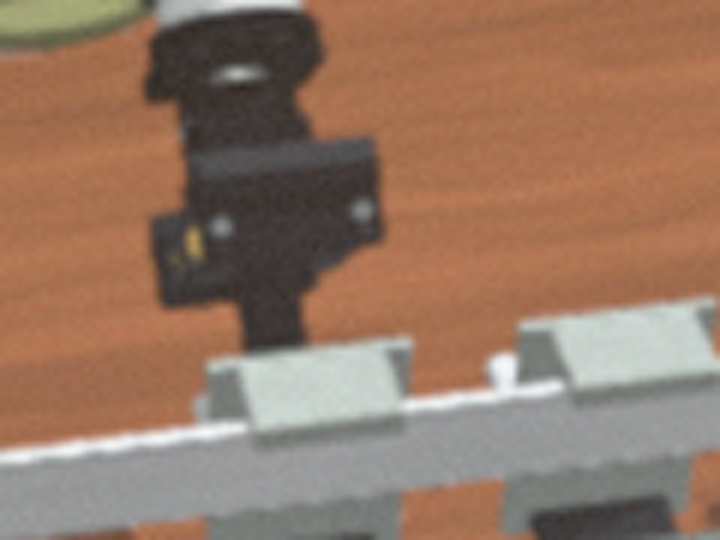

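Emit:
drive_tool(
  commands=[
    [0,0,0,0,0,0,0.15],
    [0,0,0,0,0,0,0.2],
    [0,0,0,0,0,0,0.25],
    [0,0,0,0,0,0,0.3],
    [0,0,0,0,0,0,0.36],
    [0,0,0,0,0,0,0.36],
    [0,0,0,0,0,0,0.36],
    [0,0,-0.7,0,0,0,0.36],
    [0,0,-1.4,0,0,0,0.36],
    [0,0,-1.4,0,0,0,0.36],
    [0,0,-1.4,0,0,0,0.36],
    [0,0,-1.4,0,0,0,0.36],
    [0,0,-1.4,0,0,0,0.36],
    [0,0,0,0,0,0,0.5],
  ],
)

```text
time_s: 34.7
tool_pos: [0.527, 0.0112, 0.2454]
tool_rot: [133.6, -0.0, 86.8]
force: [-0.5, -0.5, -0.9]
grip_width: 0.0336
```

Run:
```python
from h import *
o=log();print(o['qpos'],o['tool_pos'],o['tool_rot'],o['grip_width'],o['force'])
snap('side','sd29');crop('sd29',240,150,120,90,6,'sd29a')
snap('scene','sc29');crop('sc29',240,160,120,90,6,'sc29a')
s=plan([.48,-.03,.30],-3.3,-22,8)
s=plan([.49,-.16,.36],-3.3,0,8,s)
```

```text
[  2.03393021 -17.23251805  -9.75167868 135.622022    19.91878294
  16.611155   -28.54844547] [0.52697494 0.01124287 0.24537594] [ 1.33569119e+02 -2.68124065e-02  8.67537162e+01] 0.0336384662740888 [-0.4831101  -0.53726661 -0.89095263]
[-0.53, 0.38, -1.51, 3.06, 0.01, -0.0]
[-0.53, 0.3, -1.51, 3.06, 0.01, -0.0]
[-0.53, 0.22, -1.51, 3.06, 0.01, -0.0]
[-0.53, 0.14, -1.5, 3.06, 0.01, -0.0]
[-0.53, 0.06, -1.49, 3.06, 0.01, -0.0]
[-0.53, -0.02, -1.48, 3.06, 0.01, -0.0]
[-0.53, -0.1, -1.46, 3.06, 0.01, -0.0]
[-0.52, -0.18, -1.44, 3.06, 0.01, -0.0]
end tcp [ 0.4609 -0.0289  0.3473] [158.    0.   86.7]
[-1.62, 0.73, -0.61, 2.75, -0.0, -0.0]
[-1.62, 0.7, -0.63, 2.75, 0.0, -0.0]
[-1.62, 0.67, -0.65, 2.75, -0.0, 0.0]
[-1.62, 0.64, -0.67, 2.75, 0.0, -0.0]
[-1.62, 0.6, -0.69, 2.75, -0.0, 0.0]
[-1.62, 0.57, -0.71, 2.75, 0.0, -0.0]
[-1.62, 0.53, -0.72, 2.75, 0.0, -0.0]
[-1.62, 0.5, -0.73, 2.75, 0.0, 0.0]
end tcp [ 0.49  -0.16   0.411] [180.    0.   86.7]
```

View pics/sd29a.png

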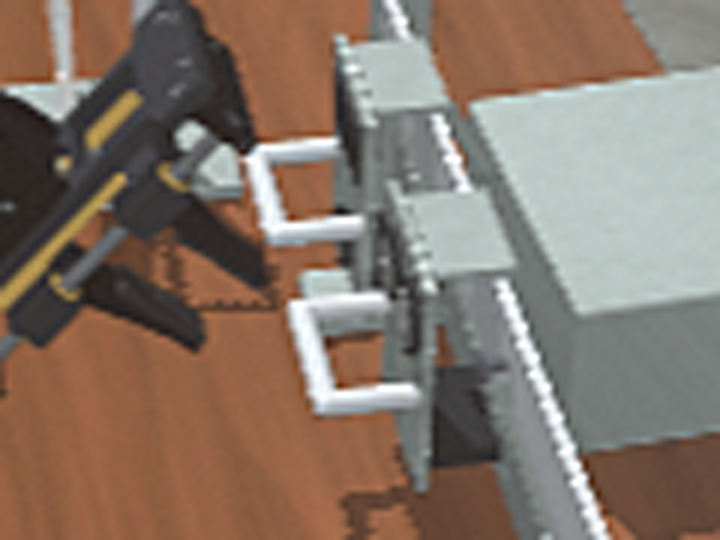

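View pics/sc29a.png

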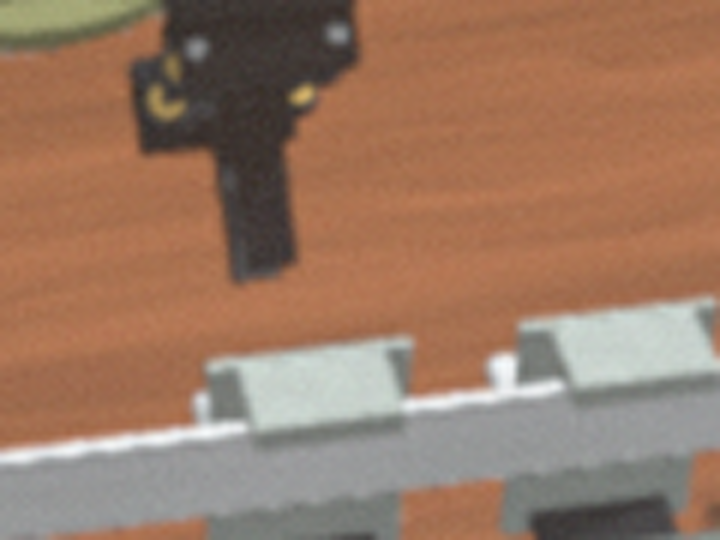

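Emit:
drive_tool(
  commands=[
    [-0.3,0,0,2,0,0,0.6],
    [-0.5,0.2,0,3.5,0,0,0.8],
    [-0.5,0.2,-0.3,3.5,0,0,1],
    [-0.5,0.2,-0.5,3.5,0,0,1],
    [-0.5,0.2,-1,3.5,0,0,1],
    [-0.5,0.2,-1,3.5,0,0,1],
    [-0.5,0,-1,3.5,0,0,1],
    [0,0,0,0,0,0,1],
  ],
)

```text
time_s: 35.47
tool_pos: [0.5153, -0.024, 0.2867]
tool_rot: [156.3, 0.1, 86.5]
force: [0.8, 0.5, 0.6]
grip_width: 0.0848
```

Run:
```python
from h import *
o=log();print(o['qpos'],o['tool_pos'],o['tool_rot'],o['grip_width'],o['force'])
s=plan([.49,-.17,.35],-3.3,0,10)
```

```text
[ -7.71929841 -12.26430736   5.44975887 118.7409407    4.58643696
  49.96476485  -7.82911293] [ 0.51530434 -0.02404412  0.28667581] [1.56309116e+02 1.04087334e-01 8.65217086e+01] 0.08479162949571563 [0.80411831 0.4728986  0.57530033]
[-1.47, 0.31, -1.15, 2.37, 0.01, -0.02]
[-1.47, 0.27, -1.15, 2.37, 0.01, -0.02]
[-1.47, 0.22, -1.15, 2.37, 0.01, -0.02]
[-1.47, 0.17, -1.15, 2.37, 0.01, -0.02]
[-1.47, 0.12, -1.15, 2.37, 0.01, -0.02]
[-1.47, 0.07, -1.15, 2.37, 0.01, -0.02]
[-1.47, 0.02, -1.14, 2.37, 0.01, -0.02]
[-1.47, -0.02, -1.13, 2.37, 0.01, -0.02]
[-1.47, -0.07, -1.12, 2.37, 0.01, -0.02]
[-1.47, -0.12, -1.11, 2.37, 0.01, -0.02]
end tcp [ 0.49  -0.17   0.401] [180.    0.   86.7]
```

Emit:
drive_tool(
  commands=[
    [-1.47,0.3,-1.15,2.4,0,0,1],
    [-1.47,0.27,-1.15,2.4,0,0,1],
    [-1.47,0.22,-1.15,2.4,0,0,1],
    [-1.47,0.17,-1.15,2.4,0,0,1],
    [-1.47,0.12,-1.15,2.4,0,0,1],
    [-1.47,0.07,-1.15,2.4,0,0,1],
    [-1.47,0,-1.14,2.4,0,0,1],
    [-1.47,0,-1.13,2.4,0,0,1],
    [-1.47,0,-1.12,2.4,0,0,1],
    [-1.47,0,-1.11,2.4,0,0,1],
    [0,0,0,0,0,0,1],
    [0,0,0,0,0,0,1],
  ],
)

```text
time_s: 36.47
tool_pos: [0.4909, -0.1687, 0.3968]
tool_rot: [-179.5, 0.1, 86.5]
force: [0.4, 1.4, -0.5]
grip_width: 0.087
```

Run:
```python
from h import *
o=log();print(o['qpos'],o['tool_pos'],o['tool_rot'],o['grip_width'],o['force'])
snap('wrist','w30');snap('side','sd30')
```

```text
[-1.5986939   0.43750338 17.67872146 91.98960546  0.1207726  88.04449416
 12.62470598] [ 0.49092043 -0.16867147  0.39679036] [-1.79504533e+02  1.48833846e-01  8.65498786e+01] 0.08702425986586762 [ 0.44511972  1.3964485  -0.46615729]
```

View pics/w30.png

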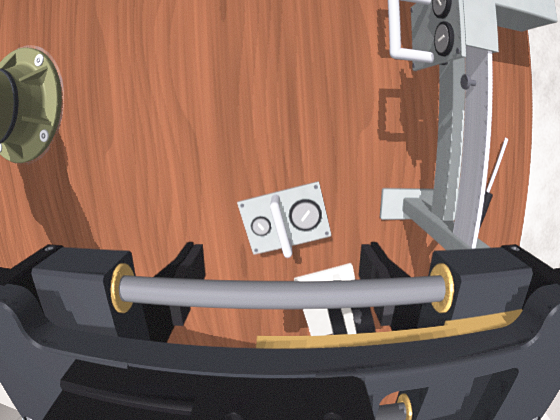

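View pics/sd30.png

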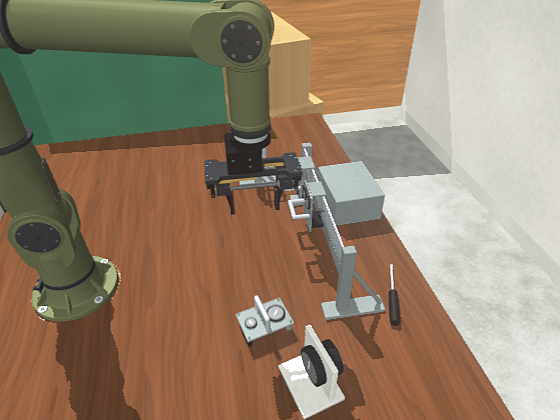

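Run:
```python
from h import *
crop('w30',225,170,120,90,6,'w30a')
for u,v,z in [(279,363,.01),(305,415,.01),(310,327,.132),(344,388,.132)]: print(onz('side30' if 0 else 'sd30',u,v,z))
```

```text
[ 0.50041241 -0.35210948  0.01      ]
[ 0.52863263 -0.47874422  0.01      ]
[ 0.56995196 -0.35407612  0.132     ]
[ 0.59679169 -0.49812125  0.132     ]
```

View pics/w30a.png

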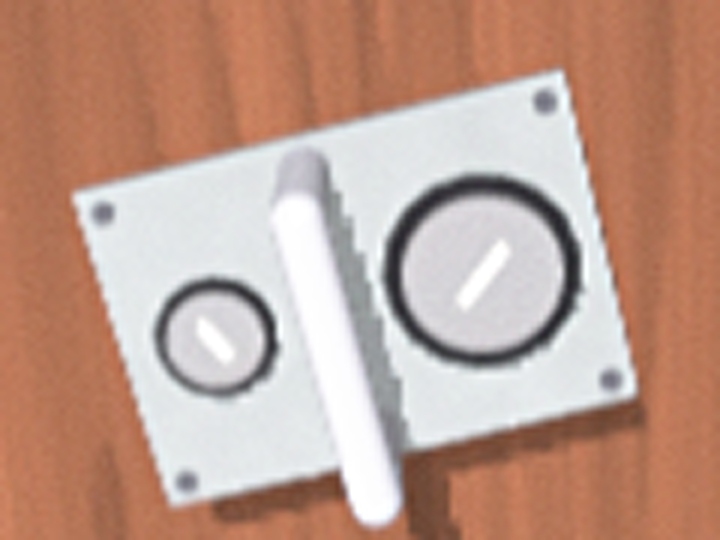

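Run:
```python
from h import *
c=np.array([[75,192],[562,70],[636,398],[170,506]])/6+[225,170]
p,e=fitpanel('w30',c,x0=(.48,-.24,.2));print(p,np.degrees(p[2]),e)
ya=np.degrees(p[2])
h=p[:2]-.005*np.array([np.cos(p[2]),np.sin(p[2])]);print('handle',h)
for u,v in [(293,200),(375,505)]: print(wz('w30',225+u/6,170+v/6,.087))
G=np.r_[h,.084]; z=TR(ya,35).as_matrix()[:,2]
s=plan(G-.09*z,ya,35,14)
```

```text
[ 0.488434   -0.23806005  0.19044566] 10.911732359222112 0.4015584905091032
handle [ 0.4835244  -0.23900653]
[ 0.47619049 -0.20108296  0.087     ]
[ 0.48983098 -0.27322331  0.087     ]
[-0.4, 0.57, 1.34, 2.45, -0.31, -0.98]
[-0.4, 0.62, 1.33, 2.45, -0.31, -0.98]
[-0.4, 0.67, 1.31, 2.45, -0.31, -0.98]
[-0.4, 0.72, 1.29, 2.45, -0.31, -0.98]
[-0.4, 0.77, 1.27, 2.45, -0.31, -0.98]
[-0.4, 0.81, 1.25, 2.45, -0.31, -0.98]
[-0.41, 0.86, 1.23, 2.45, -0.31, -0.98]
[-0.41, 0.9, 1.2, 2.45, -0.31, -0.98]
[-0.42, 0.94, 1.17, 2.45, -0.31, -0.98]
[-0.42, 0.99, 1.15, 2.45, -0.31, -0.98]
[-0.43, 1.03, 1.11, 2.45, -0.31, -0.98]
[-0.44, 1.07, 1.08, 2.45, -0.31, -0.98]
[-0.45, 1.1, 1.05, 2.45, -0.31, -0.98]
[-0.46, 1.14, 1.01, 2.45, -0.31, -0.98]
end tcp [ 0.5629 -0.2237  0.1995] [-145.     0.   100.9]
```

Run:
```python
from h import *
ya=10.9; G=np.array([.4834,-.2384,.084]); z=TR(ya,30).as_matrix()[:,2]
s=plan(G-.09*z,ya,30,12)
```

```text
[-0.48, 0.57, 1.53, 2.44, -0.31, -1.15]
[-0.48, 0.63, 1.52, 2.44, -0.31, -1.15]
[-0.48, 0.68, 1.5, 2.44, -0.31, -1.15]
[-0.48, 0.74, 1.48, 2.44, -0.31, -1.15]
[-0.48, 0.79, 1.46, 2.44, -0.31, -1.15]
[-0.48, 0.84, 1.44, 2.44, -0.31, -1.15]
[-0.49, 0.89, 1.42, 2.44, -0.31, -1.15]
[-0.5, 0.94, 1.39, 2.44, -0.31, -1.15]
[-0.5, 0.99, 1.36, 2.44, -0.31, -1.15]
[-0.51, 1.03, 1.33, 2.44, -0.31, -1.15]
[-0.52, 1.08, 1.3, 2.44, -0.31, -1.15]
[-0.53, 1.12, 1.26, 2.44, -0.31, -1.15]
end tcp [ 0.5526 -0.2251  0.2061] [-150.     0.   100.9]
```

Emit:
drive_tool(
  commands=[
    [-0.48,0.57,1.53,2.44,-0.31,-1.15,0.6],
    [-0.48,0.63,1.52,2.44,-0.31,-1.15,0.5],
    [-0.48,0.68,1.5,2.44,-0.31,-1.15,0.4],
    [-0.48,0.74,1.48,2.44,-0.31,-1.15,0.36],
    [-0.48,0.79,1.46,2.44,-0.31,-1.15,0.36],
    [-0.48,0.84,1.44,2.44,-0.31,-1.15,0.36],
    [-0.49,0.89,1.42,2.44,-0.31,-1.15,0.36],
    [-0.5,0.94,1.39,2.44,-0.31,-1.15,0.36],
    [-0.5,1,1.36,2.44,-0.31,-1.15,0.36],
    [-0.51,1.03,1.33,2.44,-0.31,-1.15,0.36],
    [-0.52,1.08,1.3,2.44,-0.31,-1.15,0.36],
    [-0.53,1.12,1.26,2.44,-0.31,-1.15,0.36],
    [0,0,0,0,0,0,0.36],
    [0,0,0,0,0,0,0.36],
  ],
)

```text
time_s: 37.73
tool_pos: [0.5525, -0.2243, 0.2055]
tool_rot: [-149.9, -0.1, 100.9]
force: [-0.0, 0.4, 1.1]
grip_width: 0.0317
```

Run:
```python
from h import *
o=log();print(o['qpos'],o['tool_pos'],o['tool_rot'],o['grip_width'])
snap('wrist','w31');snap('side','sd31')
plan([.4834,-.2384,.084],10.9,30,7)
```

```text
[ 1.41102703 32.62263378 17.64718293 79.58618204  4.87622811 95.6048473
 28.93865478] [ 0.55253511 -0.22433062  0.20549175] [-1.49905548e+02 -9.68158400e-02  1.00940708e+02] 0.031654179817427124
[0.01, 0.01, 1.32, 0.02, 0.0, -0.0]
[0.01, 0.01, 1.32, 0.02, 0.0, -0.0]
[0.01, 0.01, 1.32, 0.02, 0.0, -0.0]
[0.01, 0.01, 1.32, 0.02, 0.0, -0.0]
[0.0, 0.01, 1.32, 0.02, 0.0, -0.0]
[0.0, 0.01, 1.32, 0.02, 0.0, -0.0]
[0.0, 0.01, 1.32, 0.02, 0.0, -0.0]
end tcp [ 0.5084 -0.2336  0.1282] [-150.    -0.   100.9]
```

View pics/w31.png

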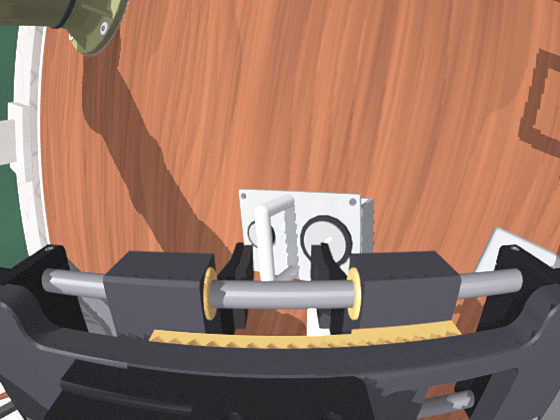

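View pics/sd31.png

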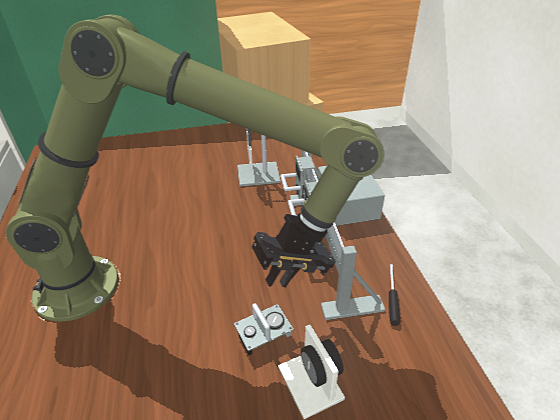

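Run:
```python
from h import *
crop('w31',215,170,180,135,4.4,'w31a');crop('sd31',215,290,120,90,6,'sd31a')
ya=np.radians(10.9);W=np.array([.4884,-.2381]); c,s=np.cos(ya),np.sin(ya)
P=np.c_[PC[:,:2]@np.array([[c,s],[-s,c]])+W,PC[:,2]]; print('predicted', proj('w31',P,True).round(0).tolist(), proj('sd31',P).round(0).tolist(), proj('sd30',P).round(0).tolist())
```

```text
predicted [[252.0, 157.0], [383.0, 169.0], [374.0, 269.0], [254.0, 243.0]] [[236.0, 310.0], [280.0, 295.0], [293.0, 320.0], [247.0, 337.0]] [[236.0, 310.0], [280.0, 295.0], [293.0, 320.0], [247.0, 337.0]]
```

View pics/w31a.png

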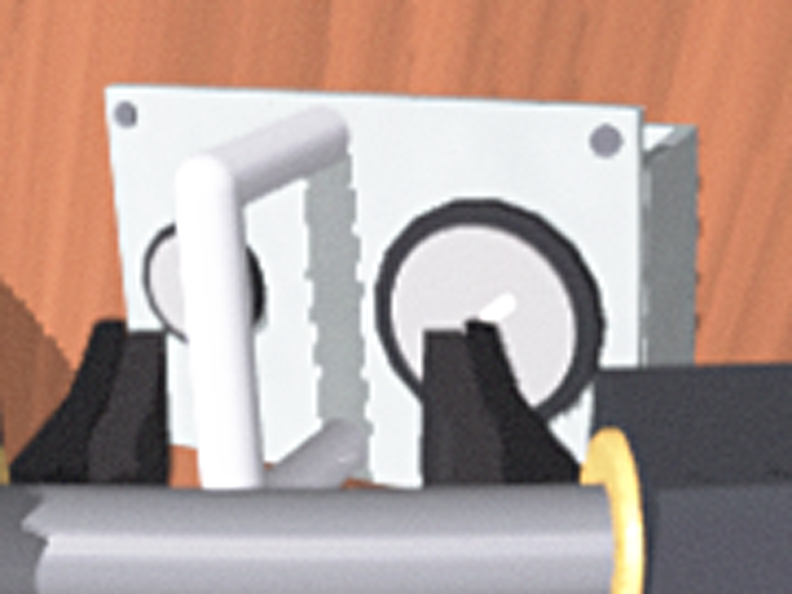

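View pics/sd31a.png

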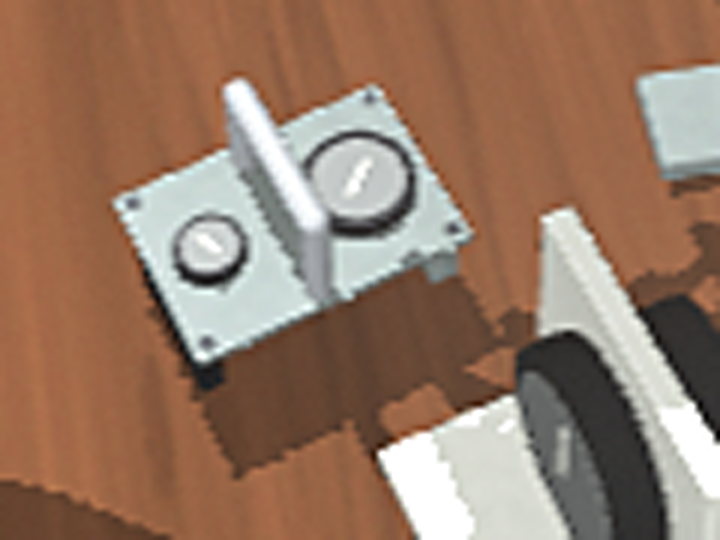

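Run:
```python
from h import *
sd=np.array([[113,205],[372,88],[473,238],[205,362]])/6+[215,290]
w=np.array([[107,87],[640,107]])/4.4+[215,170]
def wp(p):
    return np.c_[PC[:,:2]@R.from_euler('z',p[2]).as_matrix()[:2,:2].T+p[:2],PC[:,2]]
f=lambda p:np.r_[(proj('sd31',wp(p))-sd).ravel(),2*(proj('w31',wp(p)[:2],True)-w).ravel()]
o=least_squares(f,(.48,-.26,.19));print(o.x,np.degrees(o.x[2]),o.fun.round(2))
o2=least_squares(lambda p:f(p)[8:],(.48,-.26,.19));print(o2.x,np.degrees(o2.x[2]))
o3=least_squares(lambda p:f(p)[:8],(.48,-.26,.19));print(o3.x,np.degrees(o3.x[2]),o3.fun.round(2))
```

```text
[ 0.48088703 -0.26741738  0.2769152 ] 15.866072194860134 [-0.23 -1.46  0.27 -1.41 -0.12 -1.24 -1.01 -0.15 -0.85  0.51  0.44  0.24]
[ 0.48085261 -0.2672623   0.27601208] 15.814327226613415
[ 0.48104869 -0.27033422  0.28443918] 16.29716455484002 [-0.05 -0.27  0.38 -0.58  0.25 -0.43 -0.53  1.06]
```

Run:
```python
from h import *
ya=15.8; G=np.array([.4761,-.2687,.084]); z=TR(ya,30).as_matrix()[:,2]
s=plan(G-.09*z,ya,30,4)
```

```text
[-0.55, -0.26, 0.22, 0.04, -0.61, -1.07]
[-0.54, -0.27, 0.22, 0.04, -0.61, -1.07]
[-0.54, -0.28, 0.23, 0.04, -0.61, -1.07]
[-0.53, -0.29, 0.24, 0.04, -0.61, -1.07]
end tcp [ 0.5439 -0.2495  0.2061] [-150.     0.   105.8]
```

Emit:
drive_tool(
  commands=[
    [-0.55,-0.26,0.22,0,-0.61,-1.07,0.36],
    [-0.54,-0.27,0.22,0,-0.61,-1.07,0.36],
    [-0.54,-0.28,0.23,0,-0.61,-1.07,0.36],
    [-0.53,-0.29,0.24,0,-0.61,-1.07,0.36],
    [0,0,0,0,0,0,0.36],
    [0,0,0,0,0,0,0.36],
  ],
)

```text
time_s: 38.33
tool_pos: [0.5437, -0.2504, 0.2054]
tool_rot: [-150.1, -0.0, 105.8]
force: [0.0, 0.7, 0.5]
grip_width: 0.0311
```

Run:
```python
from h import *
o=log();print(o['qpos'],o['tool_pos'],o['tool_rot'],o['grip_width'])
snap('wrist','w32');crop('w32',215,130,180,135,4.4,'w32a')
ya=np.radians(15.8);W=np.array([.4809,-.2673]); c,s=np.cos(ya),np.sin(ya)
P=np.c_[PC[:,:2]@np.array([[c,s],[-s,c]])+W,PC[:,2]]; q=proj('w32',P,True); print(((q-[215,130])*4.4).round(0).tolist())
plan([.4761,-.2687,.084],15.8,30,7)
```

```text
[ 2.50542524 31.64173361 17.67519237 81.00515154  7.63987252 93.3917471
 34.24636612] [ 0.54369341 -0.25044394  0.20536428] [-1.50088666e+02 -3.97648480e-02  1.05754429e+02] 0.031129142747362643
[[161.0, 109.0], [740.0, 156.0], [701.0, 602.0], [171.0, 488.0]]
[0.01, -0.01, 1.27, 0.01, -0.01, 0.0]
[0.01, -0.01, 1.27, 0.01, -0.01, 0.0]
[0.01, -0.01, 1.27, 0.01, -0.01, 0.0]
[0.01, -0.01, 1.27, 0.01, -0.01, 0.0]
[0.01, -0.01, 1.27, 0.01, -0.01, 0.0]
[0.01, -0.01, 1.27, 0.01, -0.01, 0.0]
[0.01, -0.01, 1.27, 0.01, -0.01, 0.0]
end tcp [ 0.5006 -0.2618  0.1282] [-150.     0.   105.8]
```

View pics/w32a.png

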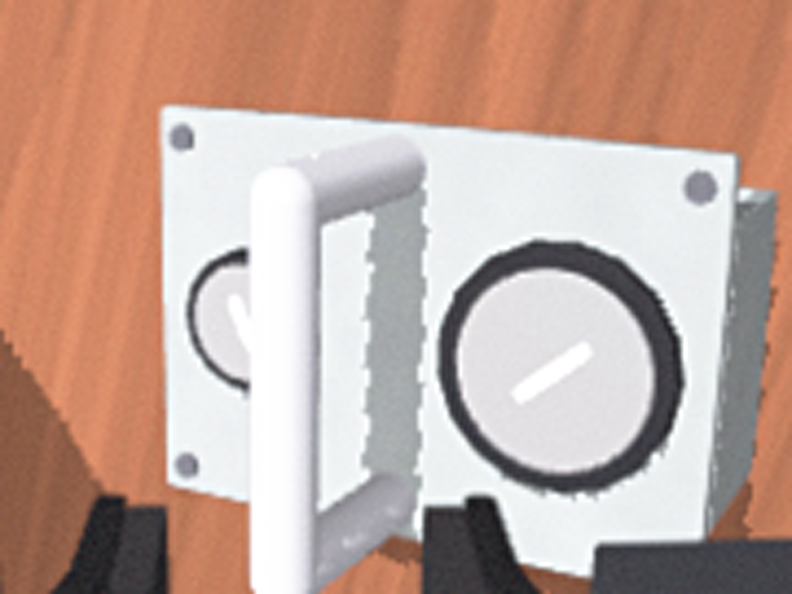

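Emit:
drive_tool(
  commands=[
    [0,0,1.27,0,0,0,0.36],
    [0,0,1.27,0,0,0,0.36],
    [0,0,1.27,0,0,0,0.36],
    [0,0,1.27,0,0,0,0.36],
    [0,0,1.27,0,0,0,0.36],
    [0,0,1.27,0,0,0,0.36],
    [0,0,1.27,0,0,0,0.36],
    [0,0,0.1,0,0,0,0.36],
    [0,0,0,0,0,0,0.36],
  ],
  force=50,
)

```text
time_s: 39.13
tool_pos: [0.5001, -0.2621, 0.1264]
tool_rot: [-150.0, -0.1, 105.8]
force: [-0.3, 0.0, 0.6]
grip_width: 0.0312
```

Run:
```python
from h import *
o=log();print(o['tool_pos'],o['tool_rot'],o['grip_width'],o['force'])
snap('wrist','w33')
t,r=tool(o);print(t+.051*r[:,2])
```

```text
[ 0.50009015 -0.2620861   0.12636266] [-1.49971855e+02 -1.03310727e-01  1.05782908e+02] 0.031201659905915516 [-0.29693596  0.03297828  0.58367136]
[ 0.475509   -0.26895121  0.08220797]
```

View pics/w33.png

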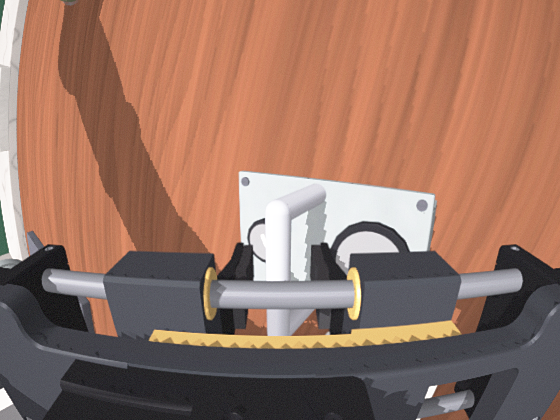

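Emit:
drive_tool(
  commands=[
    [0,0,-0.2,0,0,0,0.36],
    [0,0,0,0,0,0,0.2],
    [0,0,0,0,0,0,0],
    [0,0,0,0,0,0,0],
    [0,0,0,0,0,0,0],
    [0,0,0,0,0,0,0],
    [0,0,0,0,0,0,0],
  ],
  force=50,
)

```text
time_s: 39.77
tool_pos: [0.5005, -0.2624, 0.1303]
tool_rot: [-149.8, -0.1, 105.7]
force: [-2.3, 1.5, 7.6]
grip_width: 0.0107
```

Run:
```python
from h import *
o=log();print(o['tool_pos'],o['tool_rot'],o['grip_width'],o['force'])
t,r=tool(o);g=t+.051*r[:,2]; print(g)
s=plan(g+[0,0,.066],15.8,30,5);print()
s=plan([.52,-.17,.27],6,0,10,s)
```

```text
[ 0.50046796 -0.26243699  0.1302923 ] [-1.49841356e+02 -6.33194382e-02  1.05717934e+02] 0.010719909208074226 [-2.31010621  1.49172758  7.56784245]
[ 0.47579065 -0.26933117  0.08619581]
[0.0, -0.67, -1.14, -0.03, -0.02, -0.01]
[0.0, -0.67, -1.14, -0.03, -0.02, -0.01]
[0.0, -0.66, -1.14, -0.03, -0.02, -0.01]
[0.0, -0.66, -1.14, -0.03, -0.02, -0.01]
[0.0, -0.66, -1.14, -0.03, -0.02, -0.01]
end tcp [ 0.5003 -0.2624  0.1964] [-150.     0.   105.8]

[0.81, -0.25, -1.36, -2.99, 0.26, 0.96]
[0.82, -0.2, -1.36, -2.99, 0.26, 0.96]
[0.83, -0.14, -1.35, -2.99, 0.26, 0.96]
[0.84, -0.08, -1.33, -2.99, 0.26, 0.96]
[0.85, -0.03, -1.32, -2.99, 0.26, 0.96]
[0.86, 0.03, -1.3, -2.99, 0.26, 0.96]
[0.87, 0.08, -1.28, -2.99, 0.26, 0.96]
[0.88, 0.13, -1.26, -2.99, 0.26, 0.96]
[0.89, 0.18, -1.23, -2.99, 0.26, 0.96]
[0.91, 0.23, -1.2, -2.99, 0.26, 0.96]
end tcp [ 0.52  -0.17   0.321] [180.   0.  96.]
```

Emit:
drive_tool(
  commands=[
    [0,-0.67,-1.14,0,0,0,0],
    [0,-0.67,-1.14,0,0,0,0],
    [0,-0.66,-1.14,0,0,0,0],
    [0,-0.66,-1.14,0,0,0,0],
    [0,-0.66,-1.14,0,0,0,0],
    [0.81,-0.25,-1.36,-3,0.26,0.96,0],
    [0.82,-0.2,-1.36,-3,0.26,0.96,0],
    [0.83,-0.14,-1.35,-3,0.26,0.96,0],
    [0.84,-0.08,-1.33,-3,0.26,0.96,0],
    [0.85,0,-1.32,-3,0.26,0.96,0],
    [0.86,0,-1.3,-3,0.26,0.96,0],
    [0.87,0.08,-1.28,-3,0.26,0.96,0],
    [0.88,0.13,-1.26,-3,0.26,0.96,0],
    [0.89,0.18,-1.23,-3,0.26,0.96,0],
    [0.91,0.23,-1.2,-3,0.26,0.96,0],
    [0,0,0,0,0,0,0],
    [0,0,0,0,0,0,0],
  ],
)

```text
time_s: 41.18
tool_pos: [0.5206, -0.17, 0.3211]
tool_rot: [179.8, -0.0, 96.0]
force: [0.4, -0.9, -3.7]
grip_width: 0.0106
```

Run:
```python
from h import *
o=log();print(o['qpos'],o['tool_pos'],o['tool_rot'],o['grip_width'],o['force'])
snap('wrist','w34');snap('side','sd34')
s=plan(rp(-.13,-.12,.05),-3.3,-35,12)
```

```text
[-3.12152524e-02  4.87964792e+00  1.64490026e+01  9.60782352e+01
 -1.51326865e+00  7.91002162e+01  2.26901631e+01] [ 0.52060469 -0.16997372  0.32111338] [ 1.79826210e+02 -4.27534898e-02  9.60462540e+01] 0.010613475821984839 [ 0.40823714 -0.87686201 -3.65406759]
[0.38, 0.16, -0.01, -2.91, -0.24, 0.75]
[0.38, 0.16, 0.01, -2.91, -0.24, 0.75]
[0.39, 0.15, 0.03, -2.91, -0.24, 0.75]
[0.39, 0.14, 0.05, -2.91, -0.24, 0.75]
[0.4, 0.14, 0.07, -2.91, -0.24, 0.75]
[0.4, 0.13, 0.09, -2.91, -0.24, 0.75]
[0.41, 0.12, 0.1, -2.91, -0.24, 0.75]
[0.41, 0.11, 0.12, -2.91, -0.24, 0.75]
[0.42, 0.1, 0.14, -2.91, -0.24, 0.75]
[0.42, 0.08, 0.15, -2.91, -0.24, 0.75]
[0.43, 0.07, 0.17, -2.91, -0.24, 0.75]
[0.43, 0.06, 0.18, -2.91, -0.24, 0.75]
end tcp [ 0.5369 -0.1212  0.3118] [145.    0.   86.7]
```

View pics/w34.png

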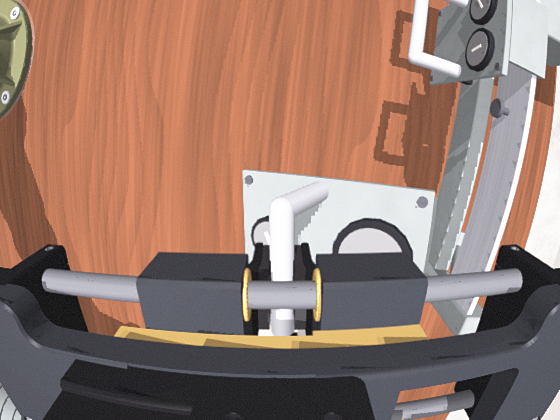

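View pics/sd34.png

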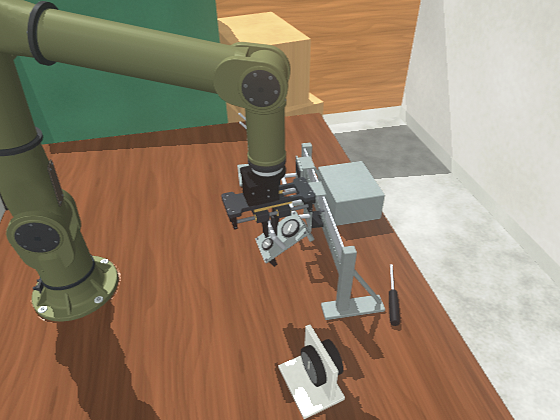

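Run:
```python
from h import *
s=plan(rp(-.13,-.11,.055),-3.3,-40,13)
X,Z=hand(20,18);s=plan(rp(-.13,X,.055),-3.3,-40,3,s)
X,Z=hand(20,18,12);s=plan(rp(-.13,X,Z),-3.3,-40,8,s)
```

```text
[0.34, 0.19, -0.05, -3.07, -0.25, 0.68]
[0.34, 0.19, -0.02, -3.07, -0.25, 0.68]
[0.35, 0.19, 0.0, -3.07, -0.25, 0.68]
[0.35, 0.18, 0.02, -3.07, -0.25, 0.68]
[0.36, 0.18, 0.05, -3.07, -0.25, 0.68]
[0.36, 0.17, 0.07, -3.07, -0.25, 0.68]
[0.37, 0.16, 0.09, -3.07, -0.25, 0.68]
[0.38, 0.15, 0.11, -3.07, -0.25, 0.68]
[0.38, 0.14, 0.13, -3.07, -0.25, 0.68]
[0.39, 0.13, 0.15, -3.07, -0.25, 0.68]
[0.39, 0.12, 0.17, -3.07, -0.25, 0.68]
[0.4, 0.1, 0.19, -3.07, -0.25, 0.68]
[0.4, 0.09, 0.21, -3.07, -0.25, 0.68]
end tcp [ 0.5434 -0.1216  0.3141] [140.    0.   86.7]
[0.0, 0.67, 0.56, -0.0, 0.0, 0.0]
[0.0, 0.67, 0.56, 0.0, 0.0, 0.0]
[0.0, 0.67, 0.56, -0.0, 0.0, 0.0]
end tcp [ 0.5695 -0.1231  0.3141] [140.    0.   86.7]
[0.0, -0.62, 0.74, 0.0, 0.0, 0.0]
[0.0, -0.62, 0.74, 0.0, 0.0, 0.0]
[0.0, -0.62, 0.74, 0.0, 0.0, 0.0]
[0.0, -0.62, 0.74, 0.0, 0.0, 0.0]
[0.0, -0.62, 0.74, 0.0, 0.0, 0.0]
[0.0, -0.62, 0.74, 0.0, 0.0, 0.0]
[-0.0, -0.62, 0.74, 0.0, -0.0, -0.0]
[0.0, -0.62, 0.74, 0.0, 0.0, 0.0]
end tcp [ 0.5695 -0.1231  0.2367] [140.    0.   86.7]
```

Emit:
drive_tool(
  commands=[
    [0.34,0.19,-0.05,-3.07,-0.25,0.68,0],
    [0.34,0.19,0,-3.07,-0.25,0.68,0],
    [0.35,0.19,0,-3.07,-0.25,0.68,0],
    [0.35,0.18,0,-3.07,-0.25,0.68,0],
    [0.36,0.18,0.05,-3.07,-0.25,0.68,0],
    [0.36,0.17,0.07,-3.07,-0.25,0.68,0],
    [0.37,0.16,0.09,-3.07,-0.25,0.68,0],
    [0.38,0.15,0.11,-3.07,-0.25,0.68,0],
    [0.38,0.14,0.13,-3.07,-0.25,0.68,0],
    [0.39,0.13,0.15,-3.07,-0.25,0.68,0],
    [0.39,0.12,0.17,-3.07,-0.25,0.68,0],
    [0.4,0.1,0.19,-3.07,-0.25,0.68,0],
    [0.4,0.1,0.21,-3.07,-0.25,0.68,0],
    [0,0,0,0,0,0,0],
    [0,0,0,0,0,0,0],
  ],
)

```text
time_s: 42.53
tool_pos: [0.5429, -0.1212, 0.3127]
tool_rot: [140.2, -0.1, 86.8]
force: [-0.5, 1.0, -2.3]
grip_width: 0.0106
```

Run:
```python
from h import *
o=log();print(o['qpos'],o['tool_pos'],o['tool_rot'],o['grip_width'],o['force'])
snap('side','sd35');snap('scene','sc35')
X,Z=hand(20,18);s=plan(rp(-.13,X,.055),-3.3,-40,4)
```

```text
[  0.19775496 -15.76669024  11.17536835 123.27177825  -4.8935297
  32.93659014  11.96233148] [ 0.5428903  -0.12119018  0.31269994] [ 1.40239852e+02 -5.97426531e-02  8.67822217e+01] 0.010603245987553649 [-0.53264687  0.98707806 -2.27858534]
[-0.0, 0.48, 0.42, -0.01, -0.02, -0.0]
[0.0, 0.48, 0.42, -0.01, -0.02, -0.0]
[0.0, 0.48, 0.42, -0.01, -0.02, -0.0]
[0.0, 0.48, 0.42, -0.01, -0.02, -0.0]
end tcp [ 0.5695 -0.1231  0.3141] [140.    0.   86.7]
```

View pics/sd35.png

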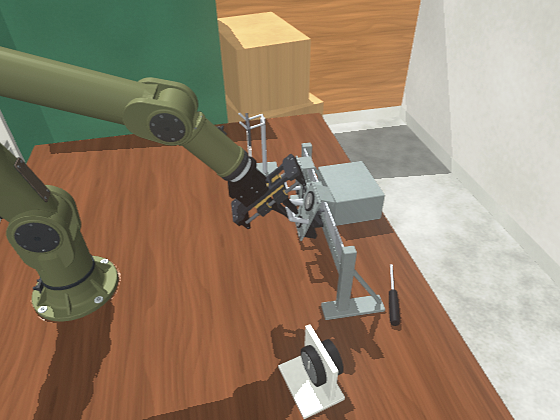

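Emit:
drive_tool(
  commands=[
    [0,0.48,0.42,0,0,0,0],
    [0,0.48,0.42,0,0,0,0],
    [0,0.48,0.42,0,0,0,0],
    [0,0.48,0.42,0,0,0,0],
    [0,-0.62,0.74,0,0,0,0],
    [0,-0.62,0.74,0,0,0,0],
    [0,-0.62,0.74,0,0,0,0],
    [0,-0.62,0.74,0,0,0,0],
    [0,-0.62,0.74,0,0,0,0],
    [0,-0.62,0.74,0,0,0,0],
    [0,0,0,0,0,0,0],
    [0,0,0,0,0,0,0],
  ],
)

```text
time_s: 43.63
tool_pos: [0.5692, -0.1222, 0.2555]
tool_rot: [140.0, -0.1, 86.8]
force: [0.7, -0.2, -3.0]
grip_width: 0.0108
```

Run:
```python
from h import *
o=log();print(o['qpos'],o['tool_pos'],o['tool_rot'],o['grip_width'],o['force'])
snap('side','sd36');crop('sd36',260,150,120,90,6,'sd36a')
snap('scene','sc36');crop('sc36',190,160,120,90,6,'sc36a')
X,Z=hand(20,18,3);s=plan(rp(-.13,X,Z),-3.3,-40,4)
for al,zt,li,n in [(20,14,3,1),(14,12,2.5,3)]:
    X,Z=hand(al,zt,li); s=plan(rp(-.13,X,Z),-3.3,-(60-al),n,s)
```

```text
[ -1.75494175  -9.08721325  13.35302451 125.06196413  -9.02729272
  24.43896792  15.79809336] [ 0.56919648 -0.12222663  0.25546689] [ 1.39984617e+02 -9.77188464e-02  8.67555586e+01] 0.01084301473353601 [ 0.65502308 -0.20894354 -2.98821568]
[-0.02, -0.49, 0.56, 0.05, -0.02, -0.0]
[-0.02, -0.49, 0.56, 0.05, -0.02, -0.0]
[-0.02, -0.49, 0.56, 0.05, -0.02, -0.0]
[-0.02, -0.49, 0.56, 0.05, -0.02, -0.0]
end tcp [ 0.5695 -0.1231  0.2277] [140.    0.   86.7]
[0.0, -0.2, -0.35, 0.0, -0.0, -0.0]
end tcp [ 0.5658 -0.1229  0.229 ] [140.    0.   86.7]
[-0.0, -0.32, 0.28, -2.0, 0.0, -0.0]
[-0.0, -0.33, 0.27, -2.0, 0.0, 0.0]
[0.0, -0.34, 0.26, -2.0, -0.0, 0.0]
end tcp [ 0.5638 -0.1227  0.2164] [134.   -0.   86.7]
```

View pics/sd36a.png

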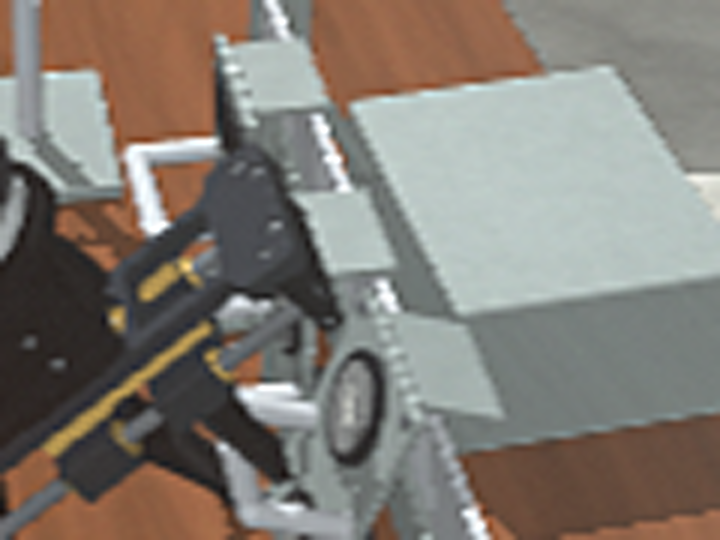

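View pics/sc36a.png

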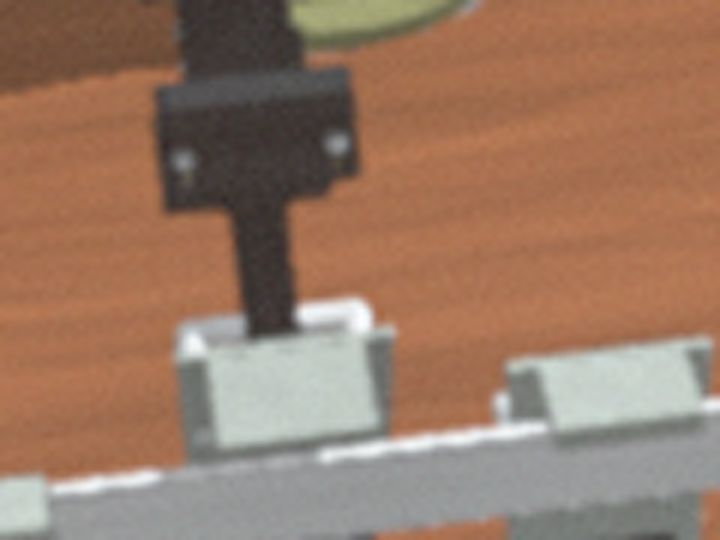

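Emit:
drive_tool(
  commands=[
    [0,-0.49,0.56,0,0,0,0],
    [0,-0.49,0.56,0,0,0,0],
    [0,-0.49,0.56,0,0,0,0],
    [0,0,0,0,0,0,0],
  ],
)

```text
time_s: 44.07
tool_pos: [0.5679, -0.122, 0.2314]
tool_rot: [140.1, -0.1, 86.8]
force: [-0.2, 0.4, -2.7]
grip_width: 0.0106
```

Run:
```python
from h import *
o=log();print(o['qpos'],o['tool_pos'],o['tool_rot'],o['grip_width'],o['force'])
snap('scene','sc37');crop('sc37',190,160,120,90,6,'sc37a')
X,Z=hand(20,18,3);s=plan(rp(-.13,X,Z),-3.3,-40,1)
for al,zt,li,n in [(20,14,3,1),(14,12,2.5,3)]:
    X,Z=hand(al,zt,li); s=plan(rp(-.13,X,Z),-3.3,-(60-al),n,s)
```

```text
[ -2.54253352  -7.52136742  14.36021429 126.71522618 -11.1487018
  21.50608994  18.02449118] [ 0.56785357 -0.12195788  0.2313731 ] [ 1.40145226e+02 -1.13402191e-01  8.67674906e+01] 0.010610331730714434 [-0.19091815  0.3571415  -2.68305743]
[-0.09, -0.2, 0.44, -0.07, -0.12, -0.02]
end tcp [ 0.5695 -0.1231  0.2277] [140.    0.   86.7]
[-0.0, -0.2, -0.35, -0.0, 0.0, 0.0]
end tcp [ 0.5658 -0.1229  0.229 ] [140.    0.   86.7]
[-0.0, -0.32, 0.28, -2.0, 0.0, -0.0]
[-0.0, -0.33, 0.27, -2.0, -0.0, 0.0]
[0.0, -0.34, 0.26, -2.0, -0.0, 0.0]
end tcp [ 0.5638 -0.1227  0.2164] [134.    0.   86.7]
```

View pics/sc37a.png

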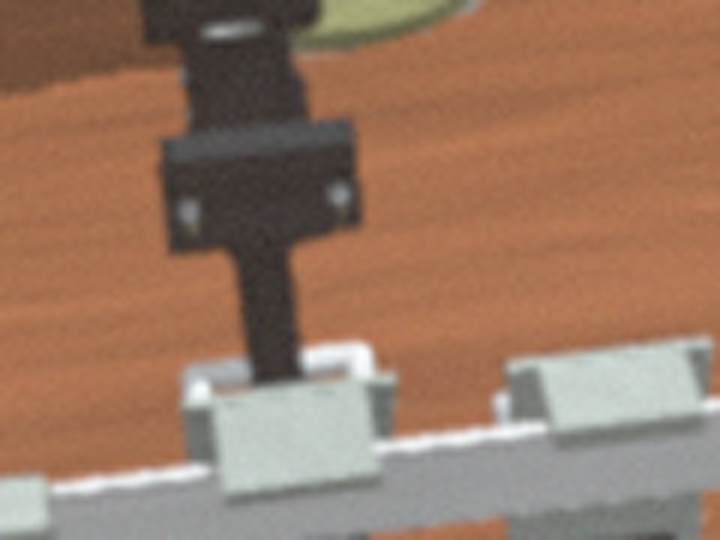

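Emit:
drive_tool(
  commands=[
    [0,-0.2,0.3,0,0,0,0],
    [0,-0.2,-0.25,0,0,0,0],
    [0,-0.32,0.28,-2,0,0,0],
    [0,-0.33,0.27,-2,0,0,0],
    [0,-0.34,0.26,-2,0,0,0],
    [0,0,0,0,0,0,0],
    [0,0,0,0,0,0,0],
  ],
)

```text
time_s: 44.7
tool_pos: [0.5641, -0.1216, 0.2183]
tool_rot: [134.0, -0.1, 86.8]
force: [-0.5, 0.7, -2.5]
grip_width: 0.0106
```

Run:
```python
from h import *
o=log();print(o['qpos'],o['tool_pos'],o['tool_rot'],o['grip_width'],o['force'])
snap('scene','sc38');crop('sc38',190,160,120,90,6,'sc38a')
snap('side','sd38');crop('sd38',260,160,120,90,6,'sd38a')
s=None
for al,zt,li,n in [(12,11.5,2,2),(10,11,2,1)]:
    X,Z=hand(al,zt,li); s=plan(rp(-.13,X,Z),-3.3,-(60-al),n,s)
```

```text
[ -8.17799813  -8.78304149  20.39613788 132.06525416 -21.8601896
  11.50255394  29.66464268] [ 0.5641237  -0.12162172  0.21831401] [133.970399    -0.13694689  86.77021951] 0.01060426516698927 [-0.54135036  0.73665404 -2.48366268]
[-0.05, -0.34, 0.22, -0.92, -0.06, 0.0]
[-0.05, -0.34, 0.22, -0.92, -0.06, 0.0]
end tcp [ 0.5636 -0.1227  0.2117] [132.    0.   86.7]
[0.0, -0.31, 0.28, -2.0, -0.0, 0.0]
end tcp [ 0.5636 -0.1227  0.2076] [130.    0.   86.7]
```

View pics/sc38a.png

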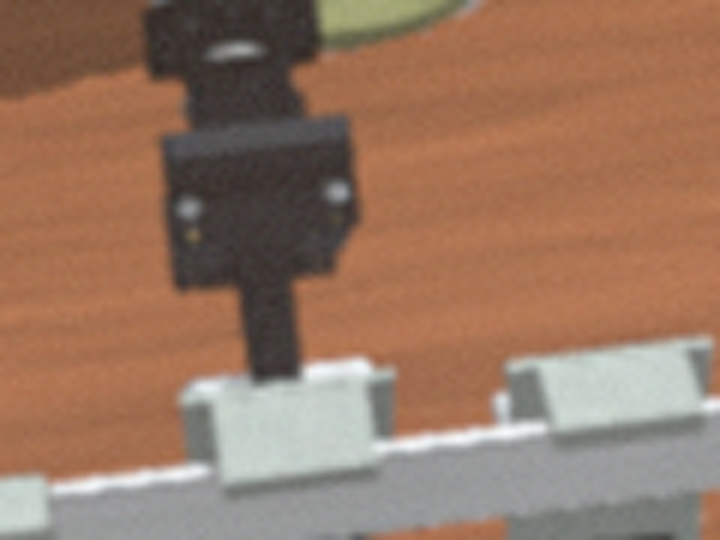

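View pics/sd38a.png

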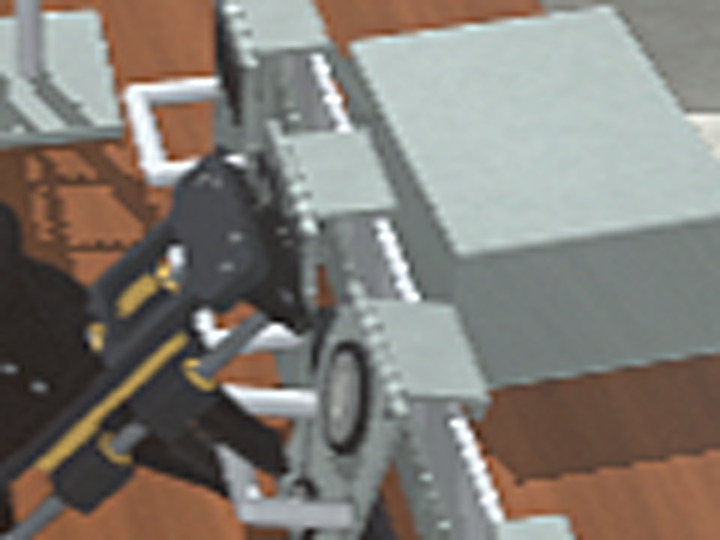

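Run:
```python
from h import *
s=None
for al,zt,li,n in [(14,12,0.5,2),(10,10.5,.3,3),(6,9.5,.2,3),(3,8.5,0,3),(0,7.5,-.5,3)]:
    X,Z=hand(al,zt,li); s=plan(rp(-.13,X,Z),-3.3,-46,n,s)
```

```text
[-0.05, -0.23, 0.14, 0.08, -0.06, 0.0]
[-0.05, -0.23, 0.14, 0.08, -0.06, 0.0]
end tcp [ 0.5638 -0.1227  0.2144] [134.   -0.   86.7]
[-0.0, -0.1, 0.17, 0.0, 0.0, 0.0]
[0.0, -0.1, 0.17, 0.0, 0.0, 0.0]
[-0.0, -0.1, 0.17, -0.0, -0.0, -0.0]
end tcp [ 0.5655 -0.1228  0.2086] [134.   -0.   86.7]
[-0.0, -0.08, 0.19, 0.0, 0.0, 0.0]
[0.0, -0.08, 0.19, 0.0, 0.0, 0.0]
[-0.0, -0.08, 0.19, 0.0, 0.0, 0.0]
end tcp [ 0.568  -0.123   0.2029] [134.   -0.   86.7]
[0.0, -0.06, 0.15, 0.0, 0.0, 0.0]
[0.0, -0.06, 0.15, 0.0, 0.0, 0.0]
[0.0, -0.06, 0.15, 0.0, 0.0, 0.0]
end tcp [ 0.5698 -0.1231  0.1985] [134.   -0.   86.7]
[-0.0, -0.06, 0.16, 0.0, 0.0, 0.0]
[0.0, -0.06, 0.16, 0.0, 0.0, 0.0]
[-0.0, -0.06, 0.16, 0.0, 0.0, 0.0]
end tcp [ 0.5719 -0.1232  0.1939] [134.   -0.   86.7]
```

Emit:
drive_tool(
  commands=[
    [0,-0.23,0.14,0,0,0,0],
    [0,-0.2,0.14,0,0,0,0],
    [0,0,0,0,0,0,0],
    [0,0,0,0,0,0,0],
  ],
)

```text
time_s: 45.13
tool_pos: [0.5643, -0.1222, 0.2145]
tool_rot: [133.8, -0.1, 86.7]
force: [1.6, 0.1, -0.6]
grip_width: 0.0109
```

Emit:
drive_tool(
  commands=[
    [0,0,0,0,0,0,0],
    [0,0,0,0,0,0,0],
    [0,0,0,0,0,0,0],
  ],
  force=6,
)

```text
time_s: 45.38
tool_pos: [0.5642, -0.1222, 0.2145]
tool_rot: [133.8, -0.1, 86.7]
force: [1.9, -0.9, -0.2]
grip_width: 0.0117
```

Emit:
drive_tool(
  commands=[
    [0,-0.1,0.17,0,0,0,0],
    [0,-0.1,0.17,0,0,0,0],
    [0,-0.1,0.17,0,0,0,0],
    [0,0,0,0,0,0,0],
    [0,0,0,0,0,0,0],
  ],
)

```text
time_s: 45.8
tool_pos: [0.5656, -0.1221, 0.2082]
tool_rot: [133.8, -0.1, 86.7]
force: [3.3, 0.5, 2.3]
grip_width: 0.0117
```

Run:
```python
from h import *
o=log();print(o['qpos'],o['tool_pos'],o['tool_rot'],o['grip_width'],o['force'])
snap('scene','sc39');crop('sc39',190,160,120,90,6,'sc39a')
snap('side','sd39');crop('sd39',260,160,120,90,6,'sd39a')
```

```text
[-11.03389103  -7.83171594  23.33353935 132.60730456 -25.51536526
   9.94624374  33.50472283] [ 0.56559025 -0.12209295  0.20823754] [ 1.33845543e+02 -7.99769562e-02  8.67481813e+01] 0.011734231611932294 [3.25069848 0.48239037 2.27773201]
```

View pics/sc39a.png

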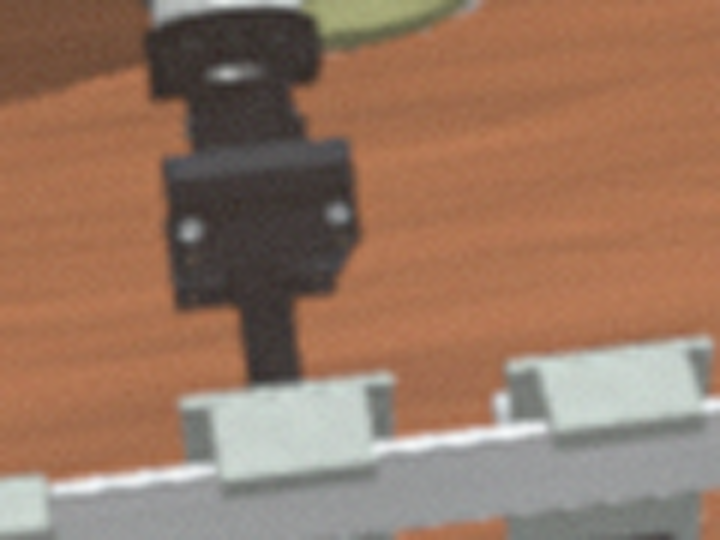

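View pics/sd39a.png

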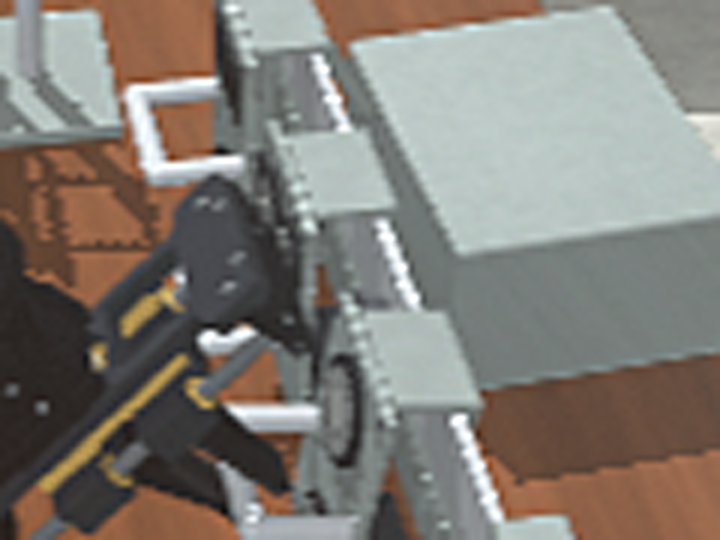

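Pivoting works as planned; continue the arc.

Emit:
drive_tool(
  commands=[
    [0,-0.08,0.19,0,0,0,0],
    [0,-0.08,0.19,0,0,0,0],
    [0,-0.08,0.19,0,0,0,0],
    [0,0,0,0,0,0,0],
  ],
)

```text
time_s: 46.23
tool_pos: [0.5675, -0.1221, 0.2016]
tool_rot: [133.9, -0.1, 86.8]
force: [2.1, -0.5, 0.8]
grip_width: 0.012
```

Emit:
drive_tool(
  commands=[
    [0,-0.06,0.15,0,0,0,0],
    [0,-0.06,0.15,0,0,0,0],
    [0,-0.06,0.15,0,0,0,0],
    [0,0,0,0,0,0,0],
  ],
)

```text
time_s: 46.57
tool_pos: [0.5697, -0.1222, 0.1975]
tool_rot: [133.9, -0.1, 86.8]
force: [2.9, -0.4, 1.5]
grip_width: 0.0118
```

Emit:
drive_tool(
  commands=[
    [0,-0.06,0.15,0,0,0,0],
    [0,0,0,0,0,0,0],
    [0,0,0,0,0,0,0],
  ],
)

```text
time_s: 46.82
tool_pos: [0.5703, -0.1224, 0.1964]
tool_rot: [133.9, -0.1, 86.7]
force: [1.9, -0.3, 1.6]
grip_width: 0.0118
```

Run:
```python
from h import *
o=log();print(o['qpos'],o['tool_pos'],o['tool_rot'],o['grip_width'],o['force'])
snap('scene','sc40');crop('sc40',190,160,120,90,6,'sc40a')
snap('side','sd40');crop('sd40',260,160,120,90,6,'sd40a')
```

```text
[-15.86656202  -6.28328869  28.25480592 132.78679577 -31.85928069
   8.46117873  39.91036575] [ 0.57031139 -0.12240481  0.19637321] [ 1.33883031e+02 -8.85486136e-02  8.67492668e+01] 0.011842263888106181 [ 1.93466595 -0.28826121  1.64869797]
```

View pics/sc40a.png

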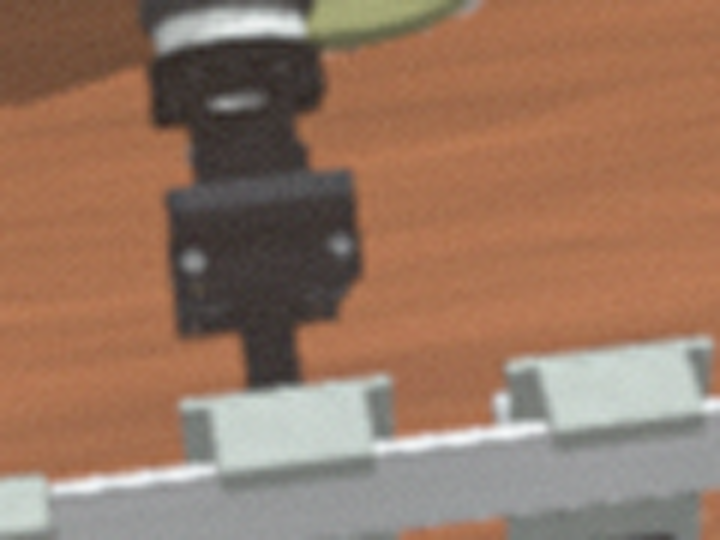

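View pics/sd40a.png

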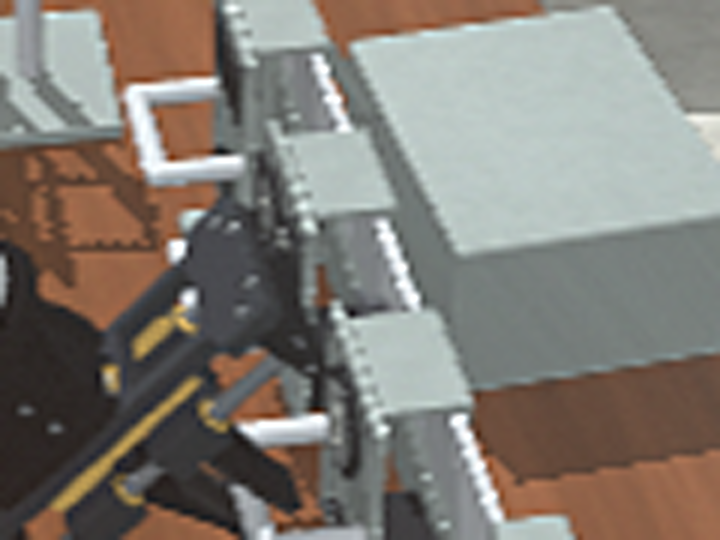

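Emit:
drive_tool(
  commands=[
    [0,-0.06,0.15,0,0,0,0],
    [0,-0.1,0,0,0,0,0],
    [0,0,0,0,0,0,0],
  ],
)

```text
time_s: 47.17
tool_pos: [0.5711, -0.1225, 0.1953]
tool_rot: [133.7, -0.1, 86.7]
force: [2.4, -0.4, 5.1]
grip_width: 0.0119
```

Emit:
drive_tool(
  commands=[
    [0,0,0,0,0,0,0.15],
    [0,0,0,0,0,0,0.2],
    [0,0,0,0,0,0,0.25],
    [0,0,0,0,0,0,0.3],
    [0,0,0,0,0,0,0.36],
    [0,0,0,0,0,0,0.36],
    [0,0,0,0,0,0,0.36],
  ],
)

```text
time_s: 47.75
tool_pos: [0.5697, -0.1221, 0.1932]
tool_rot: [134.0, -0.1, 86.8]
force: [0.4, 1.1, 0.2]
grip_width: 0.0303
```

Run:
```python
from h import *
o=log();print(o['qpos'],o['tool_pos'],o['tool_rot'],o['grip_width'],o['force'])
snap('scene','sc41');crop('sc41',190,160,120,90,6,'sc41a')
snap('side','sd41');crop('sd41',260,160,120,90,6,'sd41a')
```

```text
[-16.7456516   -6.08863736  29.15173068 132.9792157  -33.11370531
   8.23300548  41.20622911] [ 0.56967458 -0.12205744  0.1932023 ] [ 1.33996781e+02 -9.82952707e-02  8.67767163e+01] 0.030349646336979723 [0.37200158 1.07040593 0.16369812]
```

View pics/sc41a.png

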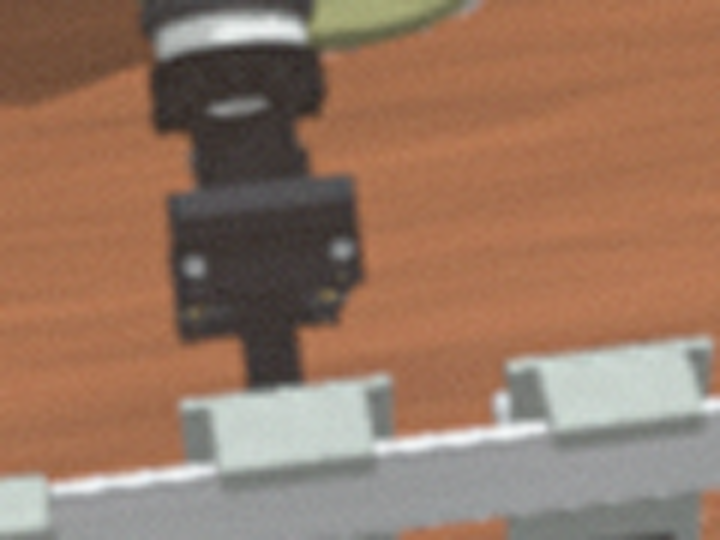

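View pics/sd41a.png

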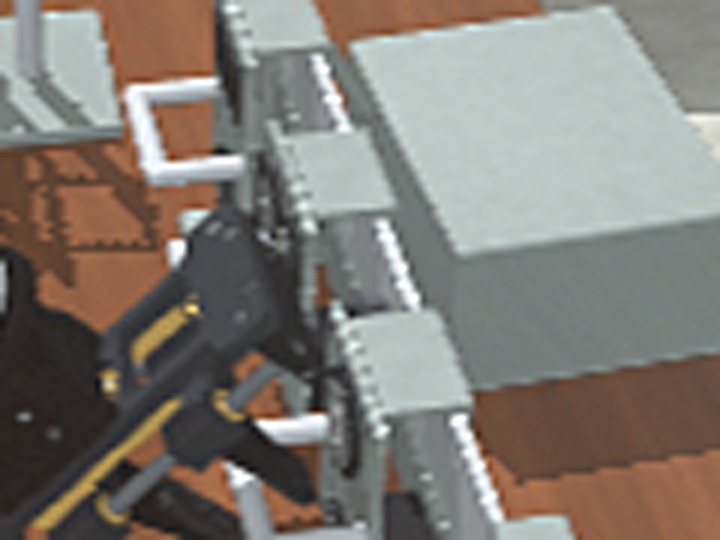

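Emit:
drive_tool(
  commands=[
    [0,0,-0.7,0,0,0,0.36],
    [0,0,-1.3,0,0,0,0.36],
    [0,0,-1.3,0,0,0,0.36],
    [0,0,-1.3,0,0,0,0.36],
    [0,0,-0.5,0,0,0,0.36],
    [0,0,0,2.5,0,0,0.36],
    [0,0,0,3,0,0,0.36],
    [0,0,-0.3,3.5,0,0,0.36],
    [0,0,-0.5,3.5,0,0,0.36],
    [0,0,-1,3.5,0,0,0.36],
    [0,0,-1,3.5,0,0,0.36],
    [0,0,-1,3.5,0,0,0.36],
    [0,0,0,0,0,0,0.36],
  ],
)

```text
time_s: 48.93
tool_pos: [0.5158, -0.1193, 0.2645]
tool_rot: [156.7, -0.1, 86.8]
force: [0.9, -1.3, 0.6]
grip_width: 0.0312
```

Run:
```python
from h import *
o=log();print(o['qpos'],o['tool_pos'],o['tool_rot'],o['grip_width'],o['force'])
plan([.50,-.1,.36],-3.3,0,8)
```

```text
[  5.5490112   -8.97603832   6.05450192 118.5472032   -3.36598177
  47.3844244   10.28700459] [ 0.51581729 -0.11930234  0.26447622] [ 1.56708802e+02 -6.48775316e-02  8.68027637e+01] 0.03117064820558759 [ 0.88371967 -1.3304818   0.55833839]
[0.23, 0.54, -1.81, 2.91, -0.01, 0.01]
[0.23, 0.44, -1.82, 2.91, -0.01, 0.01]
[0.23, 0.35, -1.83, 2.91, -0.01, 0.01]
[0.23, 0.26, -1.83, 2.91, -0.01, 0.01]
[0.23, 0.16, -1.83, 2.91, -0.01, 0.01]
[0.23, 0.07, -1.82, 2.91, -0.01, 0.01]
[0.23, -0.02, -1.81, 2.91, -0.01, 0.01]
[0.23, -0.11, -1.79, 2.91, -0.01, 0.01]
end tcp [ 0.5   -0.1    0.411] [180.    0.   86.7]
```

Emit:
drive_tool(
  commands=[
    [0.23,0.54,-1.8,2.9,0,0,0.5],
    [0.23,0.44,-1.8,2.9,0,0,0.8],
    [0.23,0.35,-1.8,2.9,0,0,1],
    [0.23,0.26,-1.8,2.9,0,0,1],
    [0.23,0.16,-1.8,2.9,0,0,1],
    [0.23,0,-1.8,2.9,0,0,1],
    [0.23,0,-1.8,2.9,0,0,1],
    [0.23,0,-1.8,2.9,0,0,1],
    [0,0,0,0,0,0,1],
    [0,0,0,0,0,0,1],
  ],
)

```text
time_s: 49.77
tool_pos: [0.5001, -0.0999, 0.406]
tool_rot: [180.0, -0.1, 86.8]
force: [0.0, -0.2, 0.0]
grip_width: 0.0848
```

Run:
```python
from h import *
o=log();print(o['qpos'],o['tool_pos'],o['tool_rot'],o['grip_width'],o['force'])
snap('scene','sc42');crop('sc42',190,150,200,150,4,'sc42a')
snap('side','sd42');crop('sd42',230,120,160,120,5,'sd42a')
snap('wrist','w42')
```

```text
[ 4.08289512e+00 -5.93115765e-01  4.26643116e+00  9.19610377e+01
 -7.92573882e-02  8.86345907e+01  5.17484613e+00] [ 0.50005673 -0.09988286  0.40601269] [ 1.79993016e+02 -1.23230814e-01  8.68238652e+01] 0.0848266607954034 [ 0.03206542 -0.15402493  0.00919791]
```

View pics/sc42a.png

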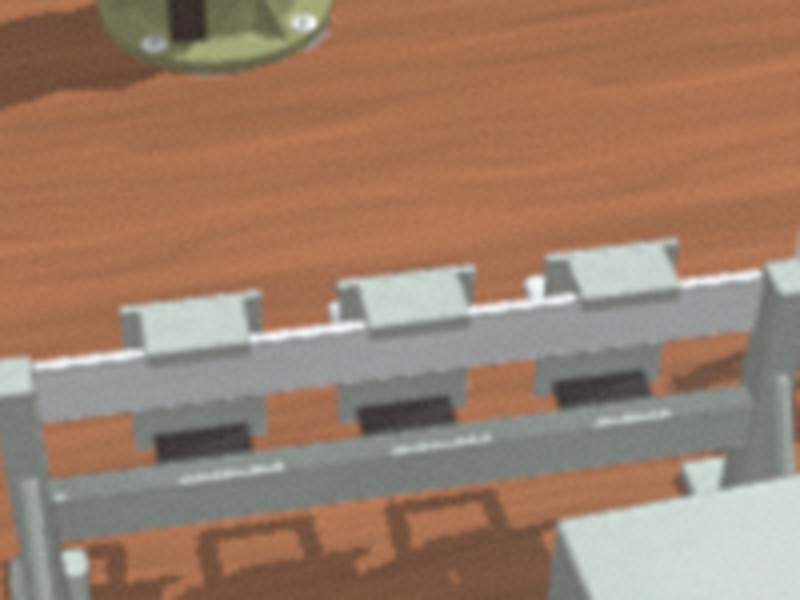

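View pics/sd42.png

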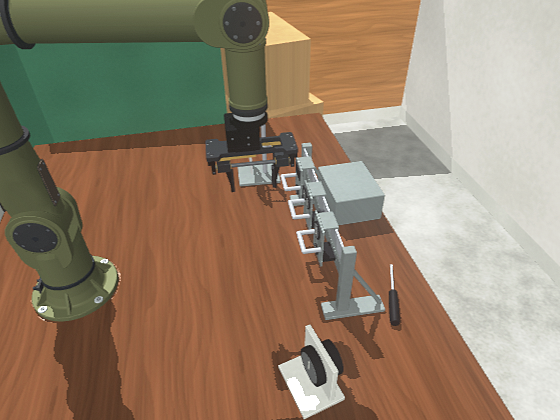

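View pics/w42.png

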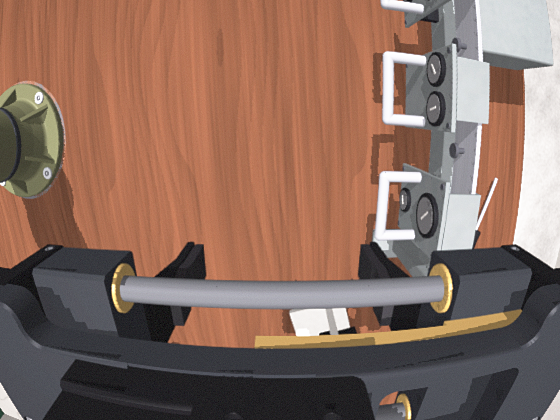

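Run:
```python
from h import *
# home panel pts: panel (x,y,z)-> rail X=6.5-z, Z=-56+x (mm), y
ya=[.13,0.0,-.129]
def home(y,x,yy,z): return rp(y+yy,(.0065-z),(-.056+x))
for n,f in [('sc42',False),('sd42',False),('w42',True)]:
    im=cv2.resize(cv2.imread('pics/%s.png'%n),None,fx=5,fy=5,interpolation=2)
    for y in ya:
        L=[[(.06,-.042,.043),(.06,.042,.043),(-.06,.042,.043),(-.06,-.042,.043),(.06,-.042,.043)],[(.06,-.03,.038),(.06,-.03,0),(.06,.03,0),(.06,.03,.038)],[(-.005,-.034,.043),(-.005,-.034,.085),(-.005,.034,.085),(-.005,.034,.043)]]
        for l in L:
            q=(proj(n,np.array([home(y,a,b,c) for a,b,c in l]),f)+.5)*5
            cv2.polylines(im,[q.astype(np.int32)],False,(0,0,255),1)
    c={'sc42':(190,150),'sd42':(250,130),'w42':(360,0)}[n]
    o=im[c[1]*5:c[1]*5+600,c[0]*5:c[0]*5+800]
    if n=='w42': o=cv2.resize(im[0:1300,1750:2550],None,fx=.46,fy=.46)
    cv2.imwrite('pics/ov_%s.png'%n,o)
```

View pics/ov_sc42.png

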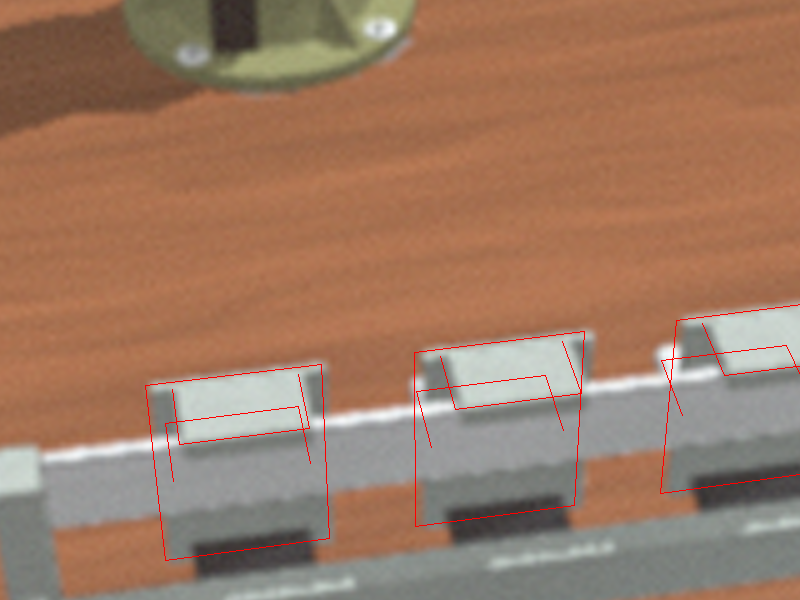

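View pics/ov_sd42.png

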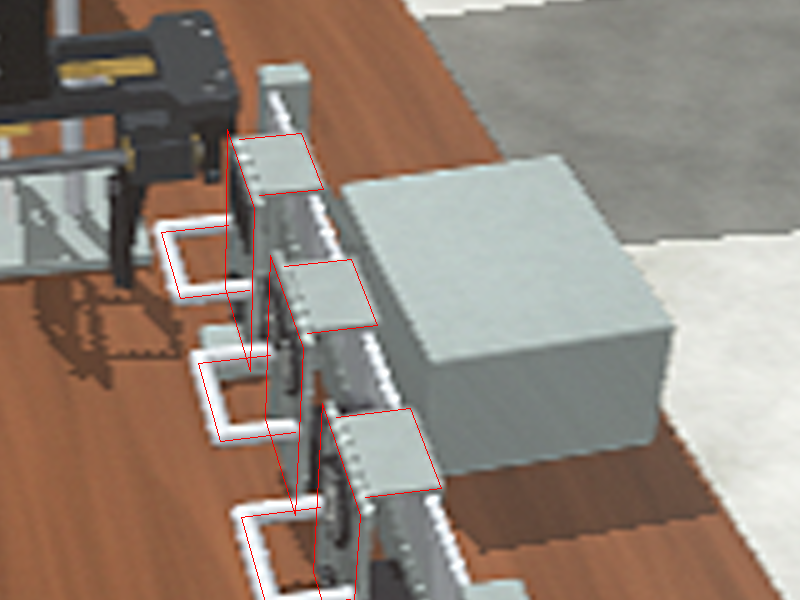

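View pics/ov_w42.png

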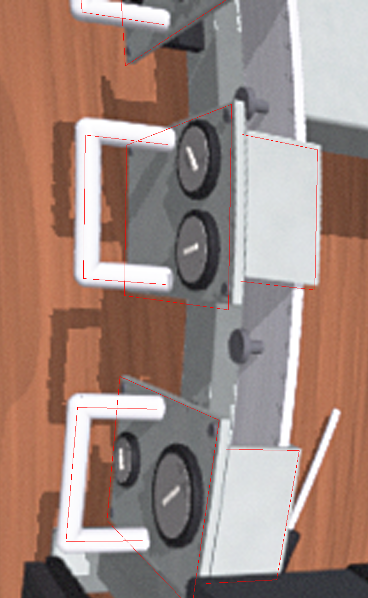

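View pics/sc42.png

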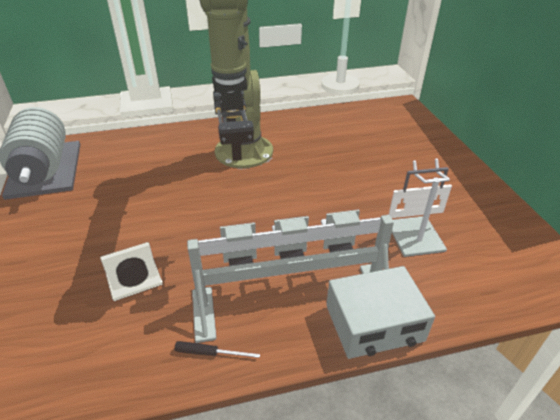

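Run:
```python
from h import *
# cover bar ends in sc9 crop (6x, origin 340,110): (410,372),(645,352) at z .225
for u,v in [(408,374),(646,353)]: print(onz('sc9',340+u/6,110+v/6,.225))
env.sign_off(); print(env.get_obs()['time_s'])
```

```text
[0.55379082 0.36459218 0.225     ]
[0.56480543 0.47817681 0.225     ]
the job is handed in; nothing more can be done
the job is handed in; nothing more can be done
```

The job is handed in. The cover hangs by its handle in both prongs of the double hook. All three panels found on the bench (panels 4, 2 and 1) hang on the rail, left to right as the robot sees them. The last arm reading before handing in was about 50 s into the 210 s.

- **Cover:** I lifted it 28 mm, drew it off and hung it before any panel. In a picture taken right after letting go, the bar's middle was about 4–5 mm deeper than my estimate of the hook seat and 2 mm to the side. The final picture shows it still hanging upright.
- **Panels:** I hooked each one tilted, swung it down and drew it forward until the arm felt a forward pull of 2–3 N, taken as the flange catching behind the rail. Panels 2 and 1 made the last part of the swing turning in a light grip. The predicted home outlines, drawn over the last pictures, match all three panels to within about 2 mm by eye.
- **Knock:** Panel 1 was pushed about 3 cm aside while I was approaching it. I measured it again before gripping it.
- **Close call:** Joint 2 reached -17.23° on one retreat, against its -17.29° limit; I kept clear of it after that.
- **End state:** The arm stood clear with no force on it. The display gauge was not touched and stood where it was in the pictures. No check failed; the hand-in gave no verdict.

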